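# Work a tight shoe last off its stand

## Robot

A 7-joint arm with a two-finger parallel gripper is mounted at the origin on the work surface. World frame = base frame: x ahead of the robot, y to its left, z up, the work surface at z = 0. Lengths are in m, angles in degrees, forces in N, time in s.
With the tool pointing down it reaches from about 0.425 to 0.925 m from the base axis. Payload 6.8 kg.
Tool frame: the origin (TCP) lies at the very end of the fingers, on their centre line; the grasp point (between the pads) lies 19 mm behind it (grip_point_offset is the x of the grasp point in the tool frame, in m); x points along the fingers, y is the direction in which the jaws open and shut, and the axes are right-handed (so a half turn about x gives the same grasp; the last joint's range is limited). The gripper opens to 88 mm and grips with 3 to 60 N. Pads are 20 mm wide; open, the fingers measure 115 mm over their backs; the gripper's body (75 mm by 178 mm) begins 61 mm behind the grasp point.
Start: joints at [-73.459, 27.33, 1.283, 89.118, -0.659, 63.558, -4.761], TCP at [0.261, 0.623, 0.223] pointing down, gripper open.
Joint ranges: [-169.35, 169.35], [-19.33, 120.38], [-80.79, 83.38], [13.8, 139.57], [-78.32, 258.32], [9.67, 109.79], [-169.56, 169.56]. Speed limits (degrees/s): [136.94, 136.94, 180, 180, 180, 180, 180].

## Interface

Orientations are given as [roll, pitch, yaw] about the fixed x, y, z axes, in that order (R = Rz(yaw) Ry(pitch) Rx(roll)).
In Python, from rig import * gives the robot as it stands.
- The arm moves only by the tool step_arm, never from a script. Its arguments are lists of equal length, an entry for each row: "grip": the gripper command: -1 is shut, 1 is fully open, values between are in proportion; "dp": the shift along the tool's x, y, z in mm, a list of three; "turn": the turn about the tool's x in degrees. In form: {"grip": [grip, ...], "dp": [[tx, ty, tz], ...], "turn": [turn, ...]}. A call has 1 to 20 rows; each row is the pose to reach, as a shift and turn from the pose commanded when the call began, along the tool's axes at that moment; what a row does not reach only later rows make up. A row lasts 1/12 s, in which the tool goes at most 41.7 mm and 7.16 degrees, less where a joint would pass 70% of its speed; a pose out of reach is approached as far as the arm can. A call with a gripper value outside its range is refused whole. The fingers move at their own pace and stop on an object; "grip_force" is the grip in N (left out, the last holds). Time passes only in rows, so rows that repeat a pose let the fingers close. It gives the time, the measured TCP pose, the force and the opening at its end, in the units of the state.
- get_obs(): the state, without advancing time (a new reading comes with each control period).
- read_camera(name): name is "scene" or "top" or "wrist"; returns the picture (384x512x3 uint8, red, green, blue); there is no depth.
- camera_info(name): a dict with "fx", "fy", "cx", "cy" (pixels), "dist" ([k1, k2, p1, p2, k3] as OpenCV has them; the pictures are not rectified), "cam_to_world" (4x4, takes a point from camera to world coordinates); the wrist camera has in their place "hand_eye" (4x4, takes a point from camera to tool coordinates, whose origin is the TCP and whose axes are the tool frame's). Camera axes: x right, y down, z forward; pixel columns grow to the right and rows downward; lengths in m; the calibration is good to about 2 mm. A picture is of the moment at which its call begins: read the wrist's pose just before it. camera_info takes no time and is no camera call.
- finish_job(): hands the job in, once; it reports no verdict.
Trained networks look in the newest picture that a camera, given by its name, has taken for a name from the list of things; names that differ only in an ending like _2 or _b are one class to them, and where a whole thing is asked for, a point or a joint stands for the part that bears it (a point fixed in the world has none). Each returns a list of dicts, best first, with "conf" (0 to 1); they miss things now and then, are a little off and sometimes report something else, mostly with a low value. They report only what shows in the picture. A call takes as long as a camera call.
- recognise(camera, label): "box" ([left, top, right, bottom] as shares, 0 to 1, of the picture: columns of its width, rows of its height, round what is visible of it).
The state is a dict: "t": time; "qpos": joint angles; "qvel": joint speeds; "tau": joint torques, N m; "tool_pos": TCP position; "tool_rot": TCP orientation; "contact_force": force on the tool from outside, world axes, zero at the start; "torque": the same for the moment, N m; "finger_gap": opening from 0.0 (shut) to 1.0 (fully open).
Only numpy, scipy, OpenCV 4.12 (cv2) and the standard library are available. Lean on these libraries where they do the work, as an engineer would, in place of code of your own. Each camera call takes 0.05 s, during which the arm holds its last target.

## Task

Push the last stand back into the corner of the two bench stops until its base plate sits flush against both, with the last still on it. Then take hold of the last and work it off the pin: it is too tight for a straight pull, which only lifts the loose stand, so rock it side to side while drawing it up until it frees, with the stand staying down on the bench in its corner. Finish while still holding the last upright, just clear above the pin so that the pin can be wiped, and leave everything else on the bench where it is.

Things in the scene. Friction and masses are not known exactly. Their poses are not given: they have to be found in the camera images.
- stops: Bench stops: two dark hardwood battens fixed to the bench in an L, 20 mm high, 26 mm wide. Origin: inner corner of the L, at bench level. Back batten's inner face is the plane x = 0 (from y = +26 to -189 mm, wood on the +x side), left batten's inner face is y = 0 (x = 0 to -150 mm, wood on the +y side). Place and yaw vary.
- stand: Last stand, loose, 1.7 kg, slides at 8 to 12 N: smooth grey-painted aluminium plate 150 (x) x 160 (y) x 24 mm with an upright post and pin, axis at x = +12, y = 0. Origin: centre of the plate's underside. The last sits on the post's round collar (28 mm across), 54 mm above the origin. When home in the stops its axes are parallel to theirs and its origin is at (-75, -80) mm in their frame.
- pin_tip (a point): Tip of the stand's upright pin, 88 mm above the plate's underside, 34 mm above the collar; axes as the stand's. The pin is 18 mm wide across y in its lowest 7 mm and tapers to 5 mm. Spring strips on its toe and heel side, 10 to 20 mm above the collar, press on the slot's walls with about 24 N each.
- stand_corner (a point): Rear left lower corner of the stand's plate (x = +75, y = +80 mm in the stand's frame), which goes into the inner corner of the stops.
- last_grip (a point): The wooden last on the pin: foot-shaped, 0.3 kg, sole up, 60 mm high. This point is on the pin's axis, 40 mm above its underside, 20 mm below its sole, 94 mm above the bench when seated; x to the toe (the stand's x), z to the sole. Heel 38 mm behind, toe 103 mm ahead. Upright sides 42 mm apart here (20 mm behind to 25 mm ahead, 16 mm down to 16 mm up); 53 mm at the ball.
- last_mouth (a point): Mouth of the slot in the last's underside, 40 mm below last_grip; slot 16 (x) x 22 (y) x 40 mm deep. Raised 20 mm it is past the strips, 34 mm off the pin. It rocks sideways (about the toe-heel axis, pivot near the collar) about 0.2 rad each way, more as it rises, before it levers the stand; each rock with a light pull gains 0.5 to 2 mm. A straight pull needs 24 to 36 N and lifts the stand.
- glue_jar: Bystander: glue jar with a lid, 72 mm across, 106 mm high, beside the left batten. Origin at its underside.
- tack_tray: Bystander: open grey tray of tacks, 85 x 120 x 28 mm, behind the back batten. Origin at its underside.
- spare_last: Bystander: a smaller last standing sole down, 130 mm long, 56 mm high. Origin at its underside.
- hammer: Bystander: hammer lying on its side, 260 mm long, 26 mm high, to the right. Origin under its middle.
- tape_roll: Bystander: cardboard ring 90 mm across, 19 mm high, to the left.
- awl: Bystander: awl 130 mm long, lying at the right.
- shears: Bystander: shears 210 mm long, 11 mm high, lying at the front right.

How it is judged (in metres and radians):
On the way:
1. the stand's plate is flush in the corner of the stops, the last still seated on it (horizontal distance between stand_corner and stops below 0.006 m and angle between the x axis of stand and the x axis of stops, either way round below 0.04 rad and z of last_mouth in the frame of stand below 0.059 m), for 0.2 s.
At the end, for the whole second after the job is handed in: The last is gripped, at rest, touching nothing else, upright within 15 degrees, its underside 2 to 50 mm above the pin's tip and within 30 mm of it sideways; the stand is flat on the bench, its corner within 10 mm of the stops' corner and square to them within 3.5 degrees (z of last_mouth in the frame of pin_tip between 0.002 and 0.05 m and horizontal distance between last_mouth and pin_tip below 0.03 m and angle between last_grip's own z axis and vertical below 0.26 rad and contact force between the fingers and last above 1 N and contact force between last and stand below 0.1 N and linear speed of last below 0.03 m/s and horizontal distance between stand_corner and stops below 0.01 m and angle between the x axis of stand and the x axis of stops, either way round below 0.06 rad and height (world z) of stand below 0.003 m and angle between stand's own z axis and vertical below 0.02 rad); the arm keeps its last pose, push and grip.
It fails at once if the stand is pulled up off the bench (its middle by more than 8 mm) or tipped more than 6 degrees (height (world z) of stand above 0.008 m or angle between stand's own z axis and vertical above 0.105 rad).
It fails at once if a bystander is shoved more than 30 mm (distance of any of glue_jar, tack_tray, spare_last, hammer, tape_roll, awl, shears from where it was at the start of the episode above 0.03 m).
It also fails if it takes over 67 s, if anything falls off the work surface, if the arm or the gripper's body presses on something with over 40 N, if the wrist force passes 120 N, or if a joint passes its speed limit or range.

## Working session

There is one attempt and no reset: what is moved stays moved. The work goes in short steps, Python scripts to look and compute and a tool call to move; the robot and the scene stay as the last step left them, time stands still between calls to the robot, and variables do not carry over. Pictures are saved under pics/ and viewed, and the job is handed in when it is done.

Besides the shell and the picture viewer there is one more tool, called after ">>>" by a JSON object that holds its "op" and its "data". step_arm: Moves the arm, as the interface text tells. Its arguments: {"type":"object","properties":{"grip":{"type":"array"},"dp":{"type":"array"},"turn":{"type":"array"},"grip_force":{"type":"number"}},"required":["grip","dp","turn"]}

```bash
ls; mkdir -p pics
python3 - <<'E'
from rig import *
import cv2,json
print(get_obs())
for c in ["scene","top","wrist"]:
    im=read_camera(c); cv2.imwrite(f"pics/{c}0.png",im[:,:,::-1]); print(c,camera_info(c))
E
```

```text
pics
{'t': 0.0, 'qpos': array([-73.4589368 ,  27.37446122,   1.2798311 ,  89.17724067,
        -0.65705571,  63.55790115,  -4.76104736]), 'qvel': array([ 0.13468369,  0.06430085,  0.04228206, -0.03334639,  0.0362166 ,
       -0.01800443, -0.07410082]), 'tau': array([-7.68583577e-04, -5.82864797e+01,  1.53437957e+00, -2.72601646e+01,
       -5.42671967e-02,  1.68642600e-02,  1.52580583e-04]), 'tool_pos': array([0.26065497, 0.62199617, 0.2217052 ]), 'tool_rot': array([ -84.87987151,   89.89774099, -107.61218106]), 'contact_force': array([-0.08601149,  0.26929612, -0.70095747]), 'torque': array([ 0.00490354,  0.05111351, -0.03955759]), 'finger_gap': 0.9975341282131681}
scene {'fx': 420.6576735069655, 'fy': 420.6576735069655, 'cx': 252.4949276945361, 'cy': 198.19031358981803, 'dist': array([0.01117476, 0.        , 0.        , 0.        , 0.        ]), 'cam_to_world': array([[ 0.78537529,  0.52616497, -0.32609212,  0.93683996],
       [ 0.61890636, -0.6775338 ,  0.39736995, -0.48041933],
       [-0.01185629, -0.51390503, -0.85776515,  1.10719002],
       [ 0.        ,  0.        ,  0.    
[... 318 characters left out ...]
939,  0.00706015, -0.01233116],
       [-0.00988194, -0.13788152, -0.99039943,  1.25075217],
       [ 0.        ,  0.        ,  0.        ,  1.        ]])}
wrist {'fx': 289.9709544092936, 'fy': 289.9709544092936, 'cx': 256.69390453788765, 'cy': 188.00250075678792, 'dist': array([-0.06583259,  0.        ,  0.        ,  0.        ,  0.        ]), 'hand_eye': array([[ 7.27869944e-04, -3.00790767e-01,  9.53689879e-01,
        -1.62045474e-01],
       [ 9.99999467e-01,  9.17282889e-04, -4.73905975e-04,
         4.86575316e-04],
       [-7.32256865e-04,  9.53689715e-01,  3.00791275e-01,
        -8.26283631e-02],
       [ 0.00000000e+00,  0.00000000e+00,  0.00000000e+00,
         1.00000000e+00]])}
```

View pics/scene0.png

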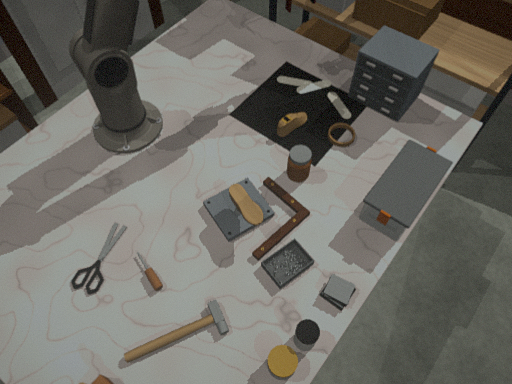

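View pics/top0.png

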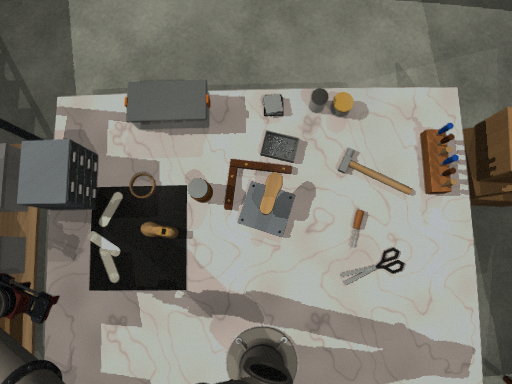

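View pics/wrist0.png

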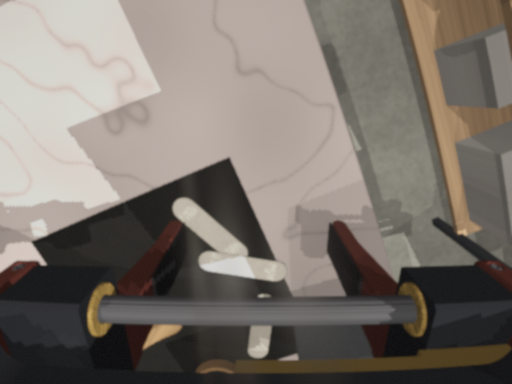

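Run:
```python
import cv2
a=cv2.imread("pics/top0.png")[130:260,170:330]; cv2.imwrite("pics/top0z.png",cv2.resize(a,None,fx=5,fy=4.6,interpolation=cv2.INTER_CUBIC)[:600])
a=cv2.imread("pics/scene0.png")[130:290,180:340]; cv2.imwrite("pics/scene0z.png",cv2.resize(a,(600,600),interpolation=cv2.INTER_CUBIC))
```

```text
(no output)
```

View pics/top0z.png

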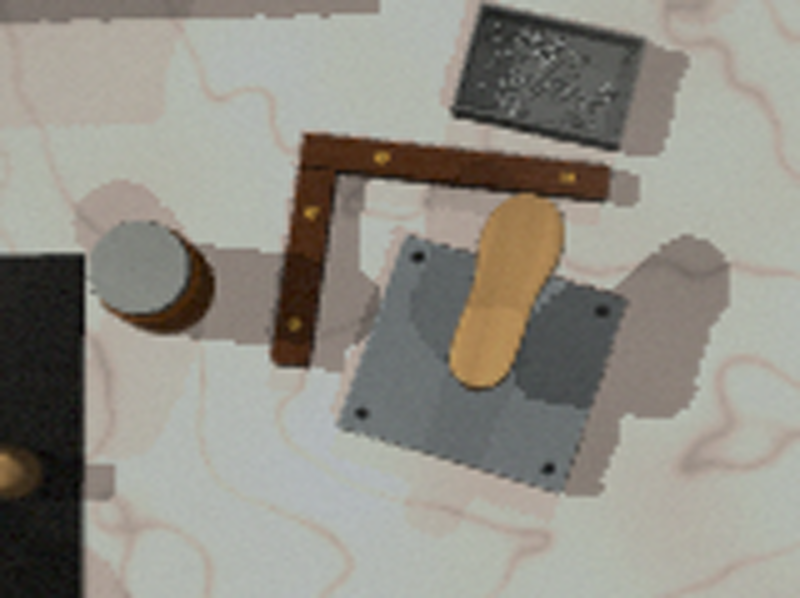

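View pics/scene0z.png

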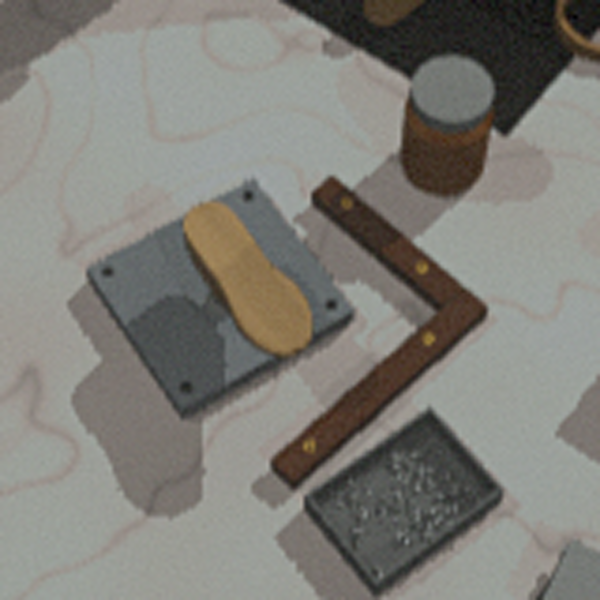

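```bash
cat > h.py <<'E'
import numpy as np, cv2
from scipy.optimize import least_squares
from rig import camera_info
CI={c:camera_info(c) for c in ["scene","top"]}
def proj(c,P,T=None):
    I=CI[c] if c in CI else camera_info(c)
    M=np.linalg.inv(I["cam_to_world"] if T is None else T)
    K=np.array([[I["fx"],0,I["cx"]],[0,I["fy"],I["cy"]],[0,0,1]])
    r,_=cv2.Rodrigues(M[:3,:3])
    return cv2.projectPoints(np.asarray(P,float).reshape(-1,1,3),r,M[:3,3],K,I["dist"])[0].reshape(-1,2)
def pose2w(p,L):
    c,s=np.cos(p[2]),np.sin(p[2]); L=np.asarray(L,float)
    return np.c_[p[0]+c*L[:,0]-s*L[:,1],p[1]+s*L[:,0]+c*L[:,1],L[:,2]]
def fit(obs,p0):
    # obs: list of (cam, local pts, pix)
    f=lambda p: np.concatenate([(proj(c,pose2w(p,L))-np.array(px)).ravel() for c,L,px in obs])
    r=least_squares(f,p0,loss='soft_l1'); return r.x,r.fun
STL=[[.075,.08,.024],[.075,-.08,.024],[-.075,-.08,.024],[-.075,.08,.024]]
# outer corner, inner corner, right end outer, right end inner, left end inner,left end outer
SPL=[[.026,.026,.02],[0,0,.02],[.026,-.189,.02],[0,-.189,.02],[-.15,0,.02],[-.15,.026,.02]]
E
python3 - <<'E'
from h import *
def T(a): return [[170+x/5,130+y/4.6] for x,y in a]
def S(a): return [[180+x/3.75,130+y/3.75] for x,y in a]
st_t=T([(403,233),(630,297),(567,492),(338,428)])
sp_t=T([(305,133),(336,170),(610,165),(608,200),(312,366),(272,362)])
st_s=S([(356,314),(183,405),(87,270),(250,179)])
sp_s=S([(487,308),(440,305),(290,485-12),(273,463),(312,190),(332,177)])
for o,n in [([("top",STL,st_t)],"st top"),([("scene",STL,st_s)],"st sc"),([("top",STL,st_t),("scene",STL,st_s)],"st both"),
 ([("top",SPL,sp_t)],"sp top"),([("scene",SPL,sp_s)],"sp sc"),([("top",SPL,sp_t),("scene",SPL,sp_s)],"sp both")]:
    p,r=fit(o,[.5,0,-.1]); print(n,p.round(4),r.round(1))
from rig import *
for l in ["glue_jar","tack_tray","spare_last","stand","last_grip"]:
    print(l,[(d["conf"],np.round(np.array(d["box"])*[512,384,512,384])) for d in recognise("top",l)[:2]])
E
```

```text
st top [ 0.5065 -0.0278 -0.3164] [ 0.3  0.4 -0.3 -0.1 -0.2 -0.1  0.2 -0.1]
st sc [ 0.5119 -0.029  -0.3288] [ 0.2 -0.8 -0.3  2.  -0.7 -0.1  0.9 -0.3]
st both [ 0.5087 -0.0277 -0.3192] [ 0.3 -0.3 -0.3 -0.7 -0.3 -0.7  0.1 -0.9 -0.4 -2.  -0.5  1.2 -1.3 -0.6
  0.1 -1.2]
sp top [ 0.6538  0.071  -0.1374] [-0.1 -0.1  0.2 -0.   0.5 -0.1  0.1 -0.4 -0.6  0.3 -0.1  0.3]
sp sc [ 0.6581  0.0691 -0.1463] [ 0.5 -0.3  0.6  0.3  0.4  2.6 -1.5 -1.  -0.7  0.3  0.  -1.1]
sp both [ 0.6558  0.0704 -0.1427] [ 0.1 -0.7  0.3 -0.6  0.7 -0.3  0.2 -0.6 -0.6 -0.3 -0.2 -0.4  0.1 -1.
  0.2 -0.4  0.2  2.  -1.7 -1.6 -1.1 -0.3 -0.5 -1.6]
glue_jar [(0.6, array([185., 176., 214., 201.]))]
tack_tray [(0.7, array([261., 132., 300., 164.])), (0.58, array([238., 182., 297., 235.]))]
spare_last [(0.9, array([140., 223., 178., 238.])), (0.65, array([225., 158., 295., 211.]))]
stand [(0.58, array([239., 181., 296., 236.]))]
last_grip [(0.62, array([260., 172., 280., 216.]))]
```

```bash
cat >> h.py <<'E'
from rig import get_obs, read_camera
from scipy.spatial.transform import Rotation as Ro
STOP=np.array([.6555,.0703,-.141])
def s2w(x,y): return pose2w(STOP,[[x,y,0]])[0][:2]
def tool():
    o=get_obs(); R=Ro.from_euler('xyz',o['tool_rot'],degrees=True).as_matrix(); return o,np.array(o['tool_pos']),R
def plan(xy,z,yawy):
    """target TCP; yawy= desired world heading (rad) of tool y axis (mod pi)"""
    o,p,R=tool(); t=np.array([*xy,z]); d=R.T@(t-p)*1000
    h=np.arctan2(R[1,1],R[0,1]); a=(yawy-h+np.pi/2)%np.pi-np.pi/2
    # turn about tool x (down): positive turn reduces heading
    sg=np.sign(R[2,0]); 
    print("t",o['t'],"p",p.round(4),"h",round(h,3),"R",R.round(2).tolist()); print("dp",d.round(1),"turn",round(np.degrees(a)*sg,2),"q7",o['qpos'][6],"F",np.round(o['contact_force'],1),"gap",o['finger_gap'])
def snap(c,n,box=None,sz=None):
    im=read_camera(c)[:,:,::-1]
    if box: im=im[box[1]:box[3],box[0]:box[2]]
    if sz: im=cv2.resize(im,sz,interpolation=cv2.INTER_CUBIC)
    cv2.imwrite(f"pics/{n}.png",im)
E
python3 - <<'E'
from h import *
print(s2w(-.131,-.23)); plan(s2w(-.131,-.23),.13,STOP[2])
E
```

```text
[ 0.4934774  -0.13900761]
t 0.4 p [0.2608 0.6225 0.2225] h 1.174 R [[-0.0, 0.39, 0.92], [-0.0, 0.92, -0.39], [-1.0, -0.0, -0.0]]
dp [  92.7 -612.4  508.9] turn 75.35 q7 -4.7608694115682395 F [ 0.4 -0.3  0.3] gap 0.9970321641070314
```

>>> {"op": "step_arm", "data": {"grip": [1, 1, 1, 1, 1, 1, 1, 1, 1, 1, 1, 1, 1, 1, 1, 1, 1, 1, 1, 1], "dp": [[0, -31, 25], [0, -61, 51], [0, -92, 76], [0, -122, 102], [0, -153, 127], [0, -184, 153], [0, -214, 178], [0, -245, 204], [0, -276, 229], [0, -306, 254], [0, -337, 280], [0, -367, 305], [0, -398, 331], [0, -429, 356], [0, -459, 382], [0, -490, 407], [0, -521, 433], [0, -551, 458], [0, -582, 483], [0, -612, 509]], "turn": [4, 8, 12, 16, 20, 24, 28, 32, 36, 40, 44, 48, 52, 56, 60, 64, 68, 72, 75.3, 75.3]}}

```text
t: 2.07
tool_pos: [0.494, -0.1405, 0.223]
tool_rot: [119.8, 89.9, 21.6]
contact_force: [0.7, -0.4, 0.2]
finger_gap: 1.0
```

Run:
```python
from h import *
plan(s2w(-.131,-.23),.012,STOP[2])
```

```text
t 2.0667 p [ 0.494  -0.1405  0.223 ] h -0.143 R [[0.0, 0.99, -0.14], [0.0, -0.14, -0.99], [-1.0, 0.0, -0.0]]
dp [211.   -0.9  -1.3] turn -0.12 q7 11.719663149531447 F [ 0.7 -0.4  0.2] gap 1.0003836860519226
```

>>> {"op": "step_arm", "data": {"grip": [1, 1, 1, 1, 1, 1, 1, 1, 1, 1], "dp": [[25, 0, 0], [50, 0, 0], [75, 0, 0], [100, 0, 0], [125, 0, 0], [150, 0, 0], [170, 0, 0], [190, 0, 0], [200, 0, 0], [211, 0, 0]], "turn": [0, 0, 0, 0, 0, 0, 0, 0, 0, 0]}}

```text
t: 2.9
tool_pos: [0.4939, -0.1386, 0.011]
tool_rot: [-101.1, 90.0, 160.8]
contact_force: [0.4, -1.7, -0.1]
finger_gap: 0.997
```

Run:
```python
from h import *
plan(s2w(-.131,-.17),.012,STOP[2])
snap("top","t1",(170,130,350,265),(800,600)); snap("scene","s1",(170,110,350,245),(800,600))
```

```text
t 2.9 p [ 0.4939 -0.1386  0.011 ] h -0.14 R [[-0.0, 0.99, -0.14], [0.0, -0.14, -0.99], [-1.0, -0.0, -0.0]]
dp [ -1.   -0.3 -59.5] turn 0.05 q7 26.35189347722644 F [ 0.4 -1.7 -0.1] gap 0.9974073995461897
```

View pics/t1.png

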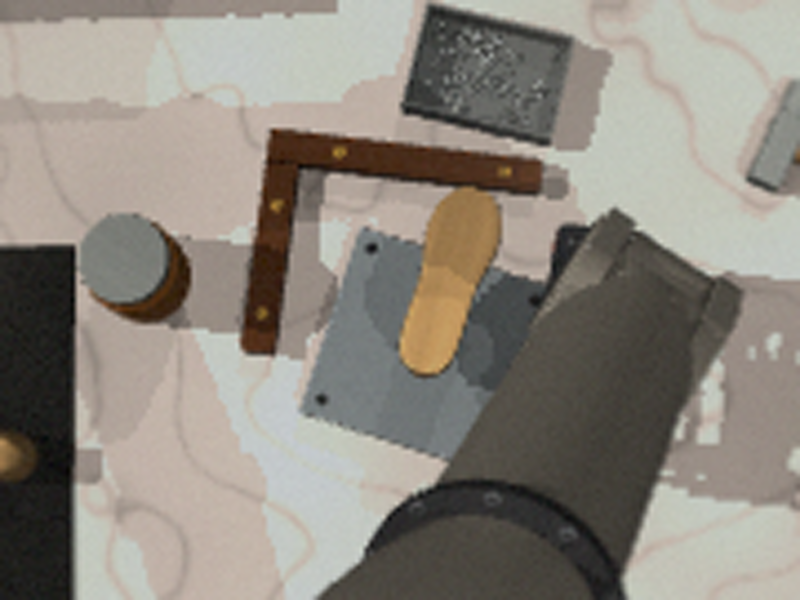

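View pics/s1.png

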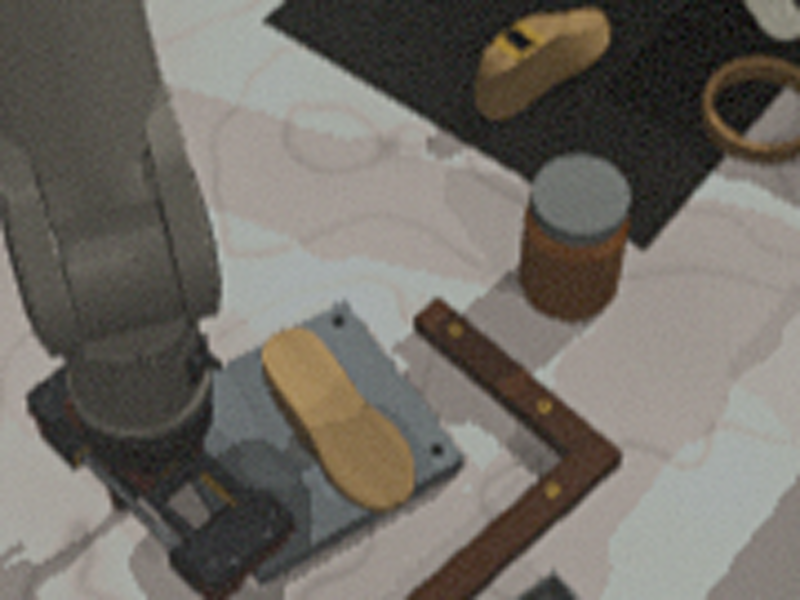

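>>> {"op": "step_arm", "data": {"grip": [1, 1, 1, 1, 1, 1, 1, 1, 1, 1, 1, 1, 1, 1, 1, 1], "dp": [[0, 0, -4], [0, 0, -8], [0, 0, -11], [0, 0, -14], [0, 0, -17], [0, 0, -20], [0, 0, -23], [0, 0, -26], [0, 0, -29], [0, 0, -32], [0, 0, -35], [0, 0, -38], [0, 0, -41], [0, 0, -44], [0, 0, -47], [0, 0, -50]], "turn": [0, 0, 0, 0, 0, 0, 0, 0, 0, 0, 0, 0, 0, 0, 0, 0]}}

```text
t: 4.33
tool_pos: [0.5031, -0.0923, 0.013]
tool_rot: [61.4, 89.6, -36.8]
contact_force: [3.6, -9.5, -2.6]
finger_gap: 0.999
```

Run:
```python
from h import *
plan(s2w(-.131,-.17),.012,STOP[2])
snap("top","t2",(170,130,350,265),(800,600))
```

```text
t 4.3333 p [ 0.5031 -0.0923  0.013 ] h -0.144 R [[0.01, 0.99, -0.14], [-0.0, -0.14, -0.99], [-1.0, 0.01, 0.0]]
dp [  0.9  -3.  -12.4] turn -0.18 q7 21.037893682826148 F [ 3.6 -9.5 -2.6] gap 0.9989689245979871
```

View pics/t2.png

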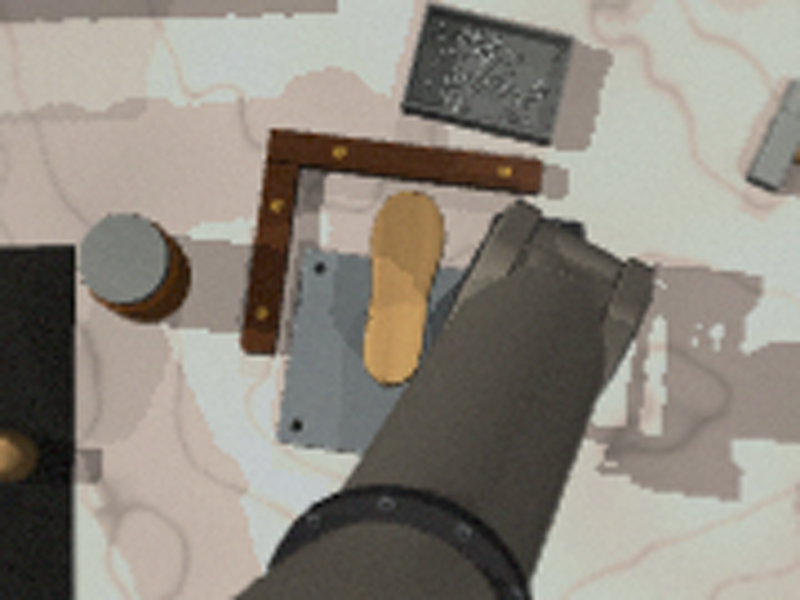

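>>> {"op": "step_arm", "data": {"grip": [1, 1, 1, 1], "dp": [[0, 0, -2.5], [0, 0, -5], [0, 0, -7.5], [0, 0, -9]], "turn": [0, 0, 0, 0]}}

```text
t: 4.72
tool_pos: [0.5035, -0.0839, 0.013]
tool_rot: [50.5, 89.6, -47.7]
contact_force: [0.3, -11.0, 0.7]
finger_gap: 0.999
```

>>> {"op": "step_arm", "data": {"grip": [1, 1, 1], "dp": [[0, 0, -1.5], [0, 0, -3], [0, 0, -3]], "turn": [0, 0, 0]}}

```text
t: 4.97
tool_pos: [0.5036, -0.0809, 0.0129]
tool_rot: [48.8, 89.6, -49.4]
contact_force: [0.2, -10.6, 1.8]
finger_gap: 0.998
```

>>> {"op": "step_arm", "data": {"grip": [1, 1, 1, 1], "dp": [[0, 0, -1], [0, 0, -2], [0, 0, -3], [0, 0, -3]], "turn": [0, 0, 0, 0]}}

```text
t: 5.3
tool_pos: [0.5038, -0.0789, 0.013]
tool_rot: [41.8, 89.6, -56.4]
contact_force: [-1.0, -13.0, 2.5]
finger_gap: 0.999
```

Run:
```python
from h import *
plan(s2w(-.131,-.17),.012,STOP[2])
snap("top","t3",(170,130,350,265),(800,600))
```

```text
t 5.3 p [ 0.5038 -0.0789  0.013 ] h -0.143 R [[0.0, 0.99, -0.14], [-0.01, -0.14, -0.99], [-1.0, 0.0, 0.01]]
dp [ 1.  -1.7  0.9] turn -0.13 q7 19.526801371360918 F [ -1.  -13.    2.5] gap 0.999411878767185
```

View pics/t3.png

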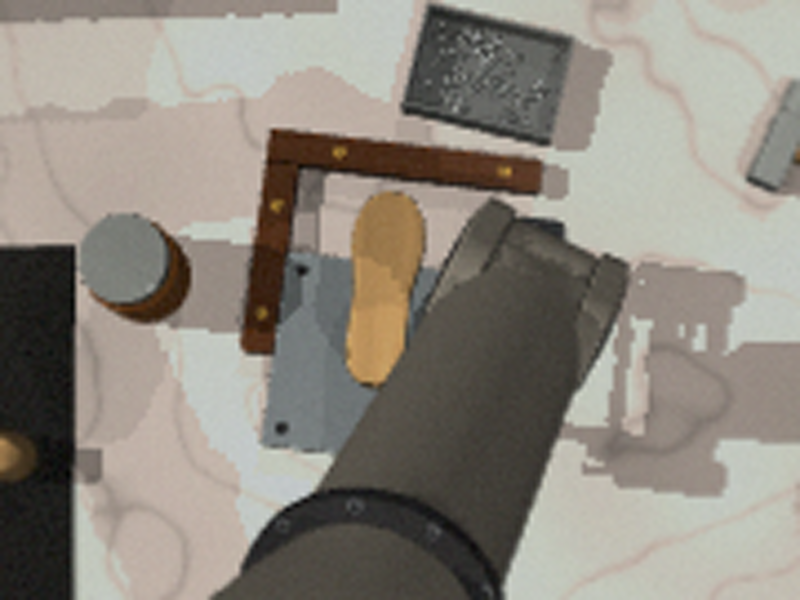

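>>> {"op": "step_arm", "data": {"grip": [1, 1, 1, 1], "dp": [[0, 0, -1], [0, 0, -2], [0, 0, -3], [0, 0, -3]], "turn": [0, 0, 0, 0]}}

```text
t: 5.68
tool_pos: [0.5038, -0.0788, 0.013]
tool_rot: [31.5, 89.4, -66.8]
contact_force: [-2.2, -20.0, 2.2]
finger_gap: 1.005
```

Run:
```python
from h import *
px=[[170+x*.225,130+y*.225] for x,y in [(300,253),(262,445)]]
p,r=fit([("top",[STL[0],STL[3]],px)],[.5,0,-.14]); print(p,r)
d=p[:2]-STOP[:2];c,s=np.cos(-STOP[2]),np.sin(-STOP[2]); q=[c*d[0]-s*d[1],s*d[0]+c*d[1]];print(q)
xs=q[0]-.075-.010-.012
w=s2w(xs,-.08);print(w,np.hypot(*w));plan(w,.013,STOP[2]+np.pi/2)
```

```text
[ 0.49347774  0.00806283 -0.20559564] [ 0.00381979 -0.02068951 -0.00381797  0.02006791]
[np.float64(-0.15166794713963816), np.float64(-0.08438904197570801)]
[0.39805718 0.02604004] 0.39890801544227966
t 5.6833 p [ 0.5038 -0.0788  0.013 ] h -0.144 R [[0.0, 0.99, -0.14], [-0.01, -0.14, -0.99], [-1.0, 0.01, 0.01]]
dp [  -1.4 -119.7  -88.6] turn 89.81 q7 19.24431851772996 F [ -2.2 -20.    2.2] gap 1.0052844755970436
```

Run:
```python
from h import *
snap("top","t4",(210,155,280,245),(620,600)); snap("scene","s4",(180,130,320,235),(800,600))
```

```text
(no output)
```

View pics/t4.png

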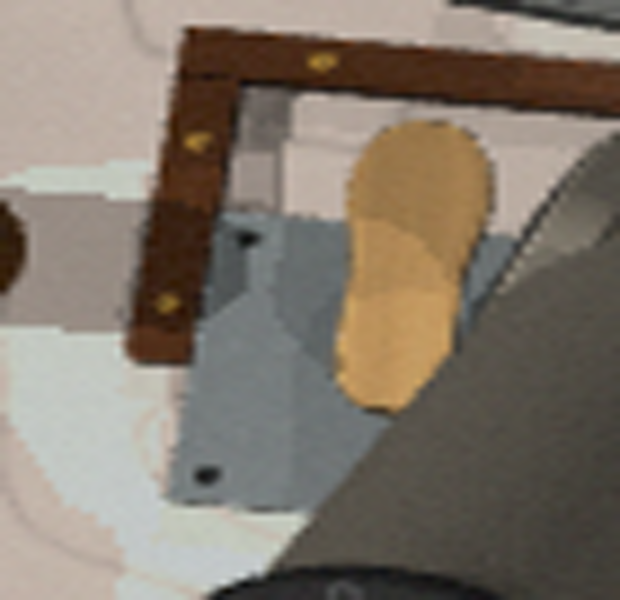

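View pics/s4.png

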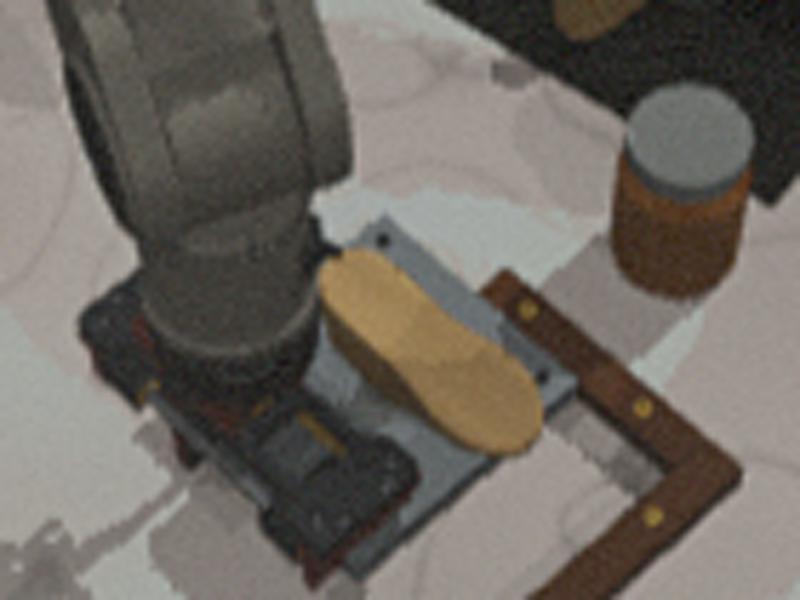

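Run:
```python
from h import *
px=[[228.6,230],[234.6,186.8]]
f=lambda x: (proj("top",pose2w(STOP,[[x[0]-.075,x[1]+.08,.024],[x[0]+.075,x[1]+.08,.024]]))-px).ravel()
r=least_squares(f,[-.15,-.08]); print(r.x,r.fun)
xs=r.x[0]-.075-.010
for m in [0,.01]:
  w=s2w(xs-m,-.08);print(w,np.hypot(*w))
```

```text
[-0.14672425 -0.07896953] [ 0.11284705  0.22933194 -0.11518273 -0.23638153]
[0.41483273 0.02365889] 0.4155068412762879
[0.40493197 0.02506422] 0.40570693135677577
```

>>> {"op": "step_arm", "data": {"grip": [1, 1, 1, 1, 1, 1, 1, 1, 1], "dp": [[0, 0, 8], [0, 0, 20], [-25, 0, 20], [-60, 0, 20], [-95, 0, 20], [-130, 0, 20], [-165, 0, 20], [-165, 0, 20], [-165, 0, 20]], "turn": [0, 0, 0, 0, 0, 0, 0, 0, 0]}}

```text
t: 6.53
tool_pos: [0.5019, -0.0906, 0.1787]
tool_rot: [117.2, 89.7, 19.2]
contact_force: [0.2, 0.0, -0.1]
finger_gap: 1.001
```

Run:
```python
from h import *
plan(s2w(-.133,-.079),.178,STOP[2]+np.pi/2)
snap("top","t5",(210,155,280,245),(620,600))
```

```text
t 6.5333 p [ 0.5019 -0.0906  0.1787] h -0.139 R [[0.0, 0.99, -0.14], [0.0, -0.14, -0.99], [-1.0, 0.0, -0.0]]
dp [   0.9   -3.4 -101.9] turn -89.89 q7 9.72339783301863 F [ 0.2  0.  -0.1] gap 1.0005508915742671
```

View pics/t5.png

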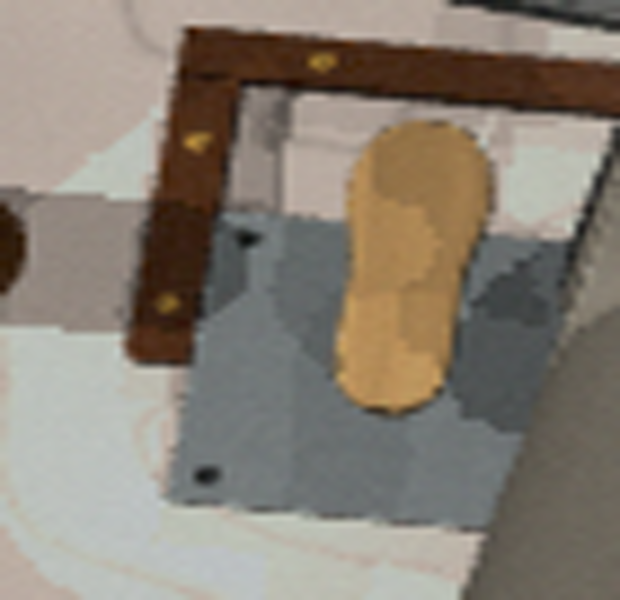

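Run:
```python
from h import *
P=proj("top",pose2w(STOP,[[-.173,-.079,.114],[-.032,-.079,.114],[-.147+.075,-.159,.024],[-.147-.075,-.159,.024]]))
print(P,(P-[210,155])*[8.857,6.667])
```

```text
[[253.3357125  216.85973841]
 [258.78666288 172.94765517]
 [280.94843783 192.17752215]
 [275.88605701 236.08917299]] [[383.82440564 412.41887598]
 [432.10347314 119.65701699]
 [628.39031382 247.86254018]
 [583.55280697 540.62151635]]
```

>>> {"op": "step_arm", "data": {"grip": [1, 1, 1, 1, 1, 1, 1, 1, 1, 1, 1, 1, 1, 1, 1, 1], "dp": [[0, 0, -15], [0, 0, -30], [0, 0, -45], [0, 0, -60], [0, 0, -75], [0, -1, -90], [0, -2, -100], [0, -3.4, -102], [0, -3.4, -102], [0, -3.4, -102], [0, -3.4, -102], [0, -3.4, -102], [0, -3.4, -102], [0, -3.4, -102], [0, -3.4, -102], [0, -3.4, -102]], "turn": [-6, -13, -20, -27, -34, -41, -48, -55, -62, -69, -76, -83, -89.9, -89.9, -89.9, -89.9]}}

```text
t: 7.92
tool_pos: [0.5108, 0.0104, 0.1758]
tool_rot: [-168.7, 89.9, -177.1]
contact_force: [0.5, -0.0, -0.1]
finger_gap: 1.0
```

Run:
```python
from h import *
plan(s2w(-.133,-.079),.075,STOP[2]+np.pi/2)
snap("wrist","w6"); snap("scene","s6",(180,80,320,185),(800,600))
```

```text
t 7.9167 p [0.5108 0.0104 0.1758] h 1.425 R [[-0.0, 0.14, 0.99], [-0.0, 0.99, -0.14], [-1.0, -0.0, -0.0]]
dp [100.8   0.7   2. ] turn -0.26 q7 79.80806977181074 F [ 0.5 -0.  -0.1] gap 0.9995806389074634
```

View pics/w6.png

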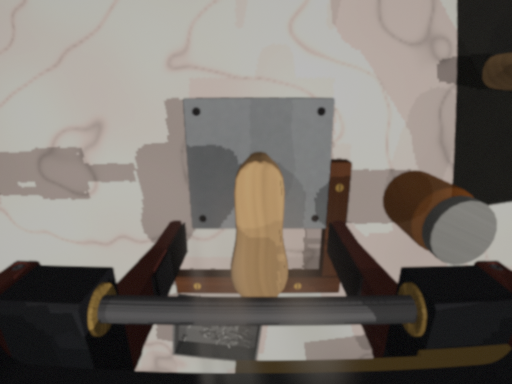

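>>> {"op": "step_arm", "data": {"grip": [1, 1, 1, 1, 1, 1, 1], "dp": [[18, 0.7, 2], [36, 0.7, 2], [54, 0.7, 2], [72, 0.7, 2], [90, 0.7, 2], [101, 0.7, 2], [101, 0.7, 2]], "turn": [0, 0, 0, 0, 0, 0, 0]}}

```text
t: 8.6
tool_pos: [0.5119, 0.0108, 0.0736]
tool_rot: [-160.0, 89.8, -168.2]
contact_force: [0.1, 0.3, 0.7]
finger_gap: 0.997
```

>>> {"op": "step_arm", "data": {"grip": [0.3, 0, -0.3, -0.6, -1, -1, -1, -1], "dp": [[0, 0, 0], [0, 0, 0], [0, 0, 0], [0, 0, 0], [0, 0, 0], [0, 0, 0], [0, 0, 0], [0, 0, 0]], "turn": [0, 0, 0, 0, 0, 0, 0, 0], "grip_force": 25}}

```text
t: 9.27
tool_pos: [0.5138, 0.0115, 0.076]
tool_rot: [64.3, 89.9, 56.1]
contact_force: [-0.2, 1.7, 4.0]
finger_gap: 0.477
```

Run:
```python
from h import *
plan(s2w(-.061,-.08),.075,STOP[2]+np.pi/2)
print(tool()[0]['torque'])
snap("scene","s7",(180,130,320,235),(800,600));snap("top","t7",(210,155,280,245),(620,600))
```

```text
t 9.2667 p [0.5138 0.0115 0.076 ] h 1.429 R [[0.0, 0.14, 0.99], [0.0, 0.99, -0.14], [-1.0, 0.0, 0.0]]
dp [ 1.  -1.8 71.1] turn -0.04 q7 83.84157641920093 F [-0.2  1.7  4. ] gap 0.4771552192103856
[ 0.51708123  0.0766295  -0.02633048]
```

View pics/s7.png

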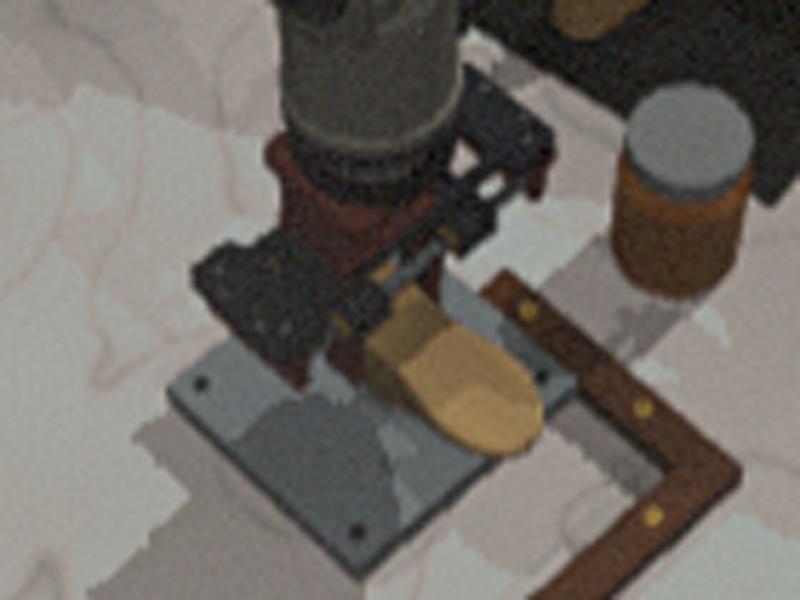

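View pics/t7.png

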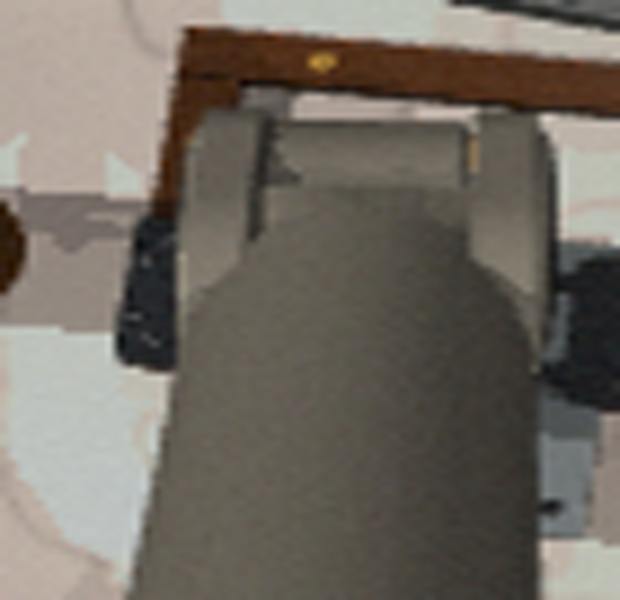

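>>> {"op": "step_arm", "data": {"grip": [-1, -1, -1, -1, -1, -1, -1, -1, -1, -1], "dp": [[0, 0, 1], [0, 0, 3], [0, 0, 5], [0, 0, 8], [0, 0, 11], [0, 0, 14], [0, 0, 17], [0, 0, 20], [0, 0, 23], [0, 0, 25]], "turn": [0, 0, 0, 0, 0, 0, 0, 0, 0, 0], "grip_force": 35}}

```text
t: 10.2
tool_pos: [0.5292, 0.0094, 0.0756]
tool_rot: [177.1, 88.9, 169.0]
contact_force: [-29.0, 7.8, 39.2]
finger_gap: 0.479
```

Run:
```python
from h import *
plan(s2w(-.061,-.08),.075,STOP[2]+np.pi/2)
print(tool()[0]['torque'])
snap("scene","s8",(180,130,320,235),(800,600))
```

```text
t 10.2 p [0.5292 0.0094 0.0756] h 1.43 R [[-0.02, 0.14, 0.99], [0.0, 0.99, -0.14], [-1.0, 0.0, -0.02]]
dp [-0.4 -2.  55.5] turn 0.01 q7 84.74505017286215 F [-29.    7.8  39.2] gap 0.4785305155470556
[ 1.65959492  6.0946685  -0.05747228]
```

View pics/s8.png

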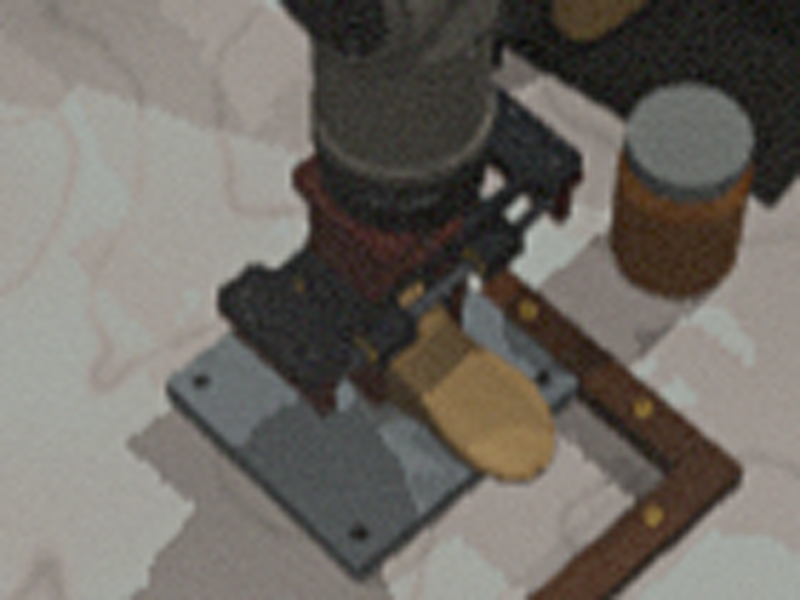

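>>> {"op": "step_arm", "data": {"grip": [-1, -1, -1, -1, -1, -1], "dp": [[0, 0, -4], [0, 0, -9], [0, 0, -14], [0, 0, -19], [0, 0, -24], [0, 0, -24]], "turn": [0, 0, 0, 0, 0, 0]}}

```text
t: 10.75
tool_pos: [0.5151, 0.0101, 0.0754]
tool_rot: [-14.7, 89.9, -22.8]
contact_force: [3.1, -0.4, -7.7]
finger_gap: 0.478
```

Run:
```python
from h import *
plan(s2w(-.061,-.08),.075,STOP[2]+np.pi/2)
print(tool()[0]['torque'])
snap("scene","s9",(180,130,320,235),(800,600)); snap("wrist","w9")
```

```text
t 10.75 p [0.5151 0.0101 0.0754] h 1.428 R [[0.0, 0.14, 0.99], [-0.0, 0.99, -0.14], [-1.0, -0.0, 0.0]]
dp [ 0.5 -0.6 69.6] turn -0.07 q7 83.87475486933998 F [ 3.1 -0.4 -7.7] gap 0.478337264863366
[-0.0666187  -0.93681377 -0.00271822]
```

View pics/s9.png

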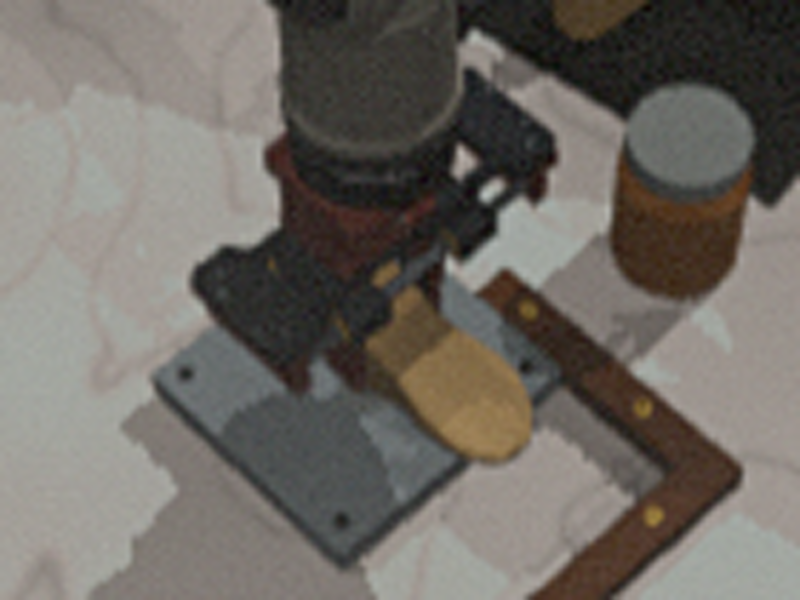

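View pics/w9.png

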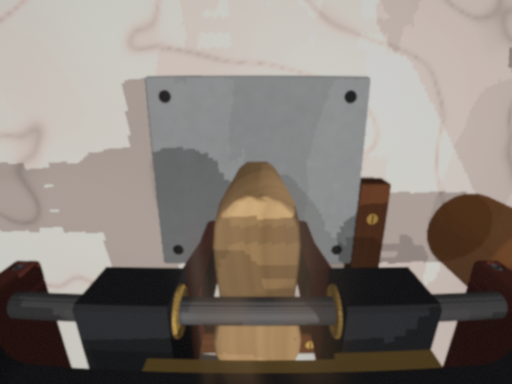

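>>> {"op": "step_arm", "data": {"grip": [0, 0.5, 1, 1, 1, 1, 1, 1, 1, 0.4, 0, -0.55, -0.55, -0.55, -0.55], "dp": [[0, 0, 0], [0, 0, 0], [0, 0, 0], [0, 0, 0], [0, 0, -15], [0, 0, -30], [0, 0, -45], [0, 0, -62], [0, 0, -62], [0, 0, -62], [6, 0, -62], [12, 0, -62], [17, 0, -62], [17, 0, -62], [17, 0, -62]], "turn": [0, 0, 0, 0, 0, 0, 0, 0, 0, 0, 0, 0, 0, 0, 0]}}

```text
t: 12.1
tool_pos: [0.453, 0.0192, 0.058]
tool_rot: [-151.0, 89.9, -159.2]
contact_force: [0.6, -0.2, 0.4]
finger_gap: 0.59
```

Run:
```python
from h import *
plan(s2w(-.113,-.08),.058,STOP[2]+np.pi/2)
snap("scene","s10",(180,130,320,235),(800,600)); snap("wrist","w10")
```

```text
t 12.1 p [0.453  0.0192 0.058 ] h 1.429 R [[-0.0, 0.14, 0.99], [-0.0, 0.99, -0.14], [-1.0, -0.0, -0.0]]
dp [-0.1 -0.9 80.3] turn -0.07 q7 81.97598591710873 F [ 0.6 -0.2  0.4] gap 0.5897502505580021
```

View pics/s10.png

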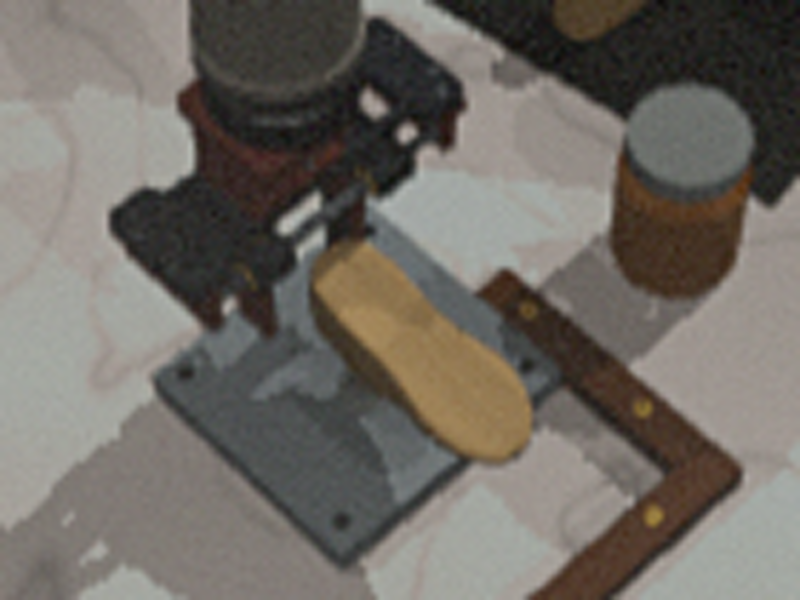

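View pics/w10.png

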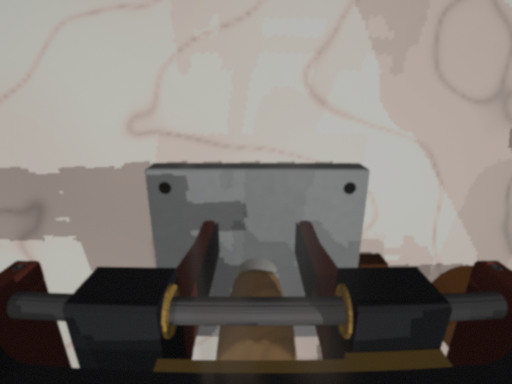

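>>> {"op": "step_arm", "data": {"grip": [-0.55, -0.55, -0.55, -0.55, -0.55], "dp": [[0, 0, 0], [0, 0, 0], [0, 0, 0], [0, 0, 0], [0, 0, 0]], "turn": [0, 0, 0, 0, 0]}}

```text
t: 12.62
tool_pos: [0.4531, 0.0195, 0.0588]
tool_rot: [31.8, 90.0, 23.7]
contact_force: [1.2, -0.1, 0.0]
finger_gap: 0.225
```

>>> {"op": "step_arm", "data": {"grip": [-0.55, -0.55, -0.55, -0.55, -0.55, -0.55, -0.55, -0.55, -0.55], "dp": [[0, 0, 3], [0, 0, 6], [0, 0, 9], [0, 0, 12], [0, 0, 15], [0, 0, 18], [0, 0, 21], [0, 0, 24], [0, 0, 27]], "turn": [0, 0, 0, 0, 0, 0, 0, 0, 0]}}

```text
t: 13.37
tool_pos: [0.472, 0.016, 0.0572]
tool_rot: [-174.2, 89.1, 177.7]
contact_force: [-19.0, 3.5, 14.4]
finger_gap: 0.227
```

Run:
```python
from h import *
plan(s2w(-.113,-.08),.058,STOP[2]+np.pi/2)
snap("scene","s11",(180,130,320,235),(800,600))
```

```text
t 13.3667 p [0.472  0.016  0.0572] h 1.43 R [[-0.02, 0.14, 0.99], [0.0, 0.99, -0.14], [-1.0, -0.0, -0.02]]
dp [-1.8 -0.5 61. ] turn -0.02 q7 83.19834228411287 F [-19.    3.5  14.4] gap 0.22666510047582936
```

View pics/s11.png

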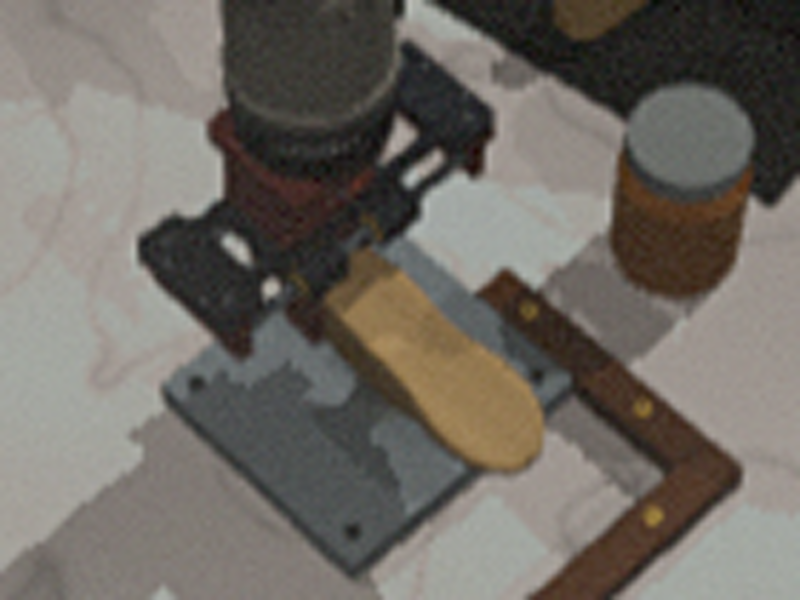

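>>> {"op": "step_arm", "data": {"grip": [-0.55, -0.55, -0.55, -0.55], "dp": [[-1, 0, 2], [-2, 0, 4], [-3, 0, 6], [-3, 0, 8]], "turn": [0, 0, 0, 0]}}

```text
t: 13.75
tool_pos: [0.4829, 0.0145, 0.0596]
tool_rot: [-168.8, 89.4, -176.9]
contact_force: [-6.6, 1.4, -8.9]
finger_gap: 0.223
```

Run:
```python
from h import *
plan(s2w(-.113,-.08),.058,STOP[2]+np.pi/2)
snap("scene","s12",(180,130,320,235),(800,600))
```

```text
t 13.75 p [0.4829 0.0145 0.0596] h 1.429 R [[-0.01, 0.14, 0.99], [-0.0, 0.99, -0.14], [-1.0, -0.0, -0.01]]
dp [ 1.2 -0.4 50.1] turn -0.03 q7 83.38377357826778 F [-6.6  1.4 -8.9] gap 0.22330327911650805
```

View pics/s12.png

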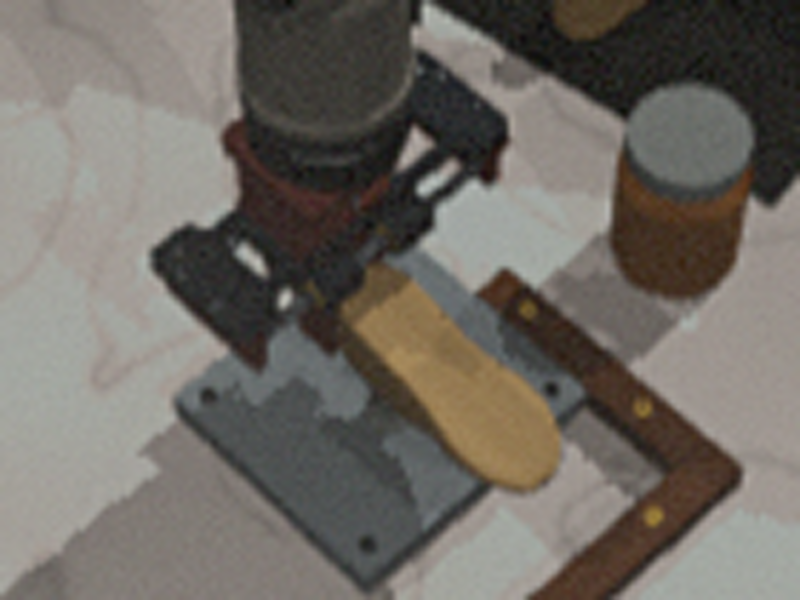

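>>> {"op": "step_arm", "data": {"grip": [-0.55, -0.55, -0.55, -0.55, -0.55, -0.55], "dp": [[0, 0, 3], [0, 0, 6], [0, 0, 9], [0, 0, 12], [0, 0, 15], [0, 0, 18]], "turn": [0, 0, 0, 0, 0, 0]}}

```text
t: 14.3
tool_pos: [0.5, 0.012, 0.0595]
tool_rot: [-170.6, 89.3, -178.7]
contact_force: [-9.4, 1.9, -2.8]
finger_gap: 0.226
```

Run:
```python
from h import *
plan(s2w(-.113,-.08),.058,STOP[2]+np.pi/2)
snap("scene","s13",(180,130,320,235),(800,600));snap("wrist","w13")
```

```text
t 14.3 p [0.5    0.012  0.0595] h 1.429 R [[-0.01, 0.14, 0.99], [-0.0, 0.99, -0.14], [-1.0, -0.0, -0.01]]
dp [ 1.1 -0.4 32.8] turn -0.03 q7 84.08397279458612 F [-9.4  1.9 -2.8] gap 0.22606181900638633
```

View pics/s13.png

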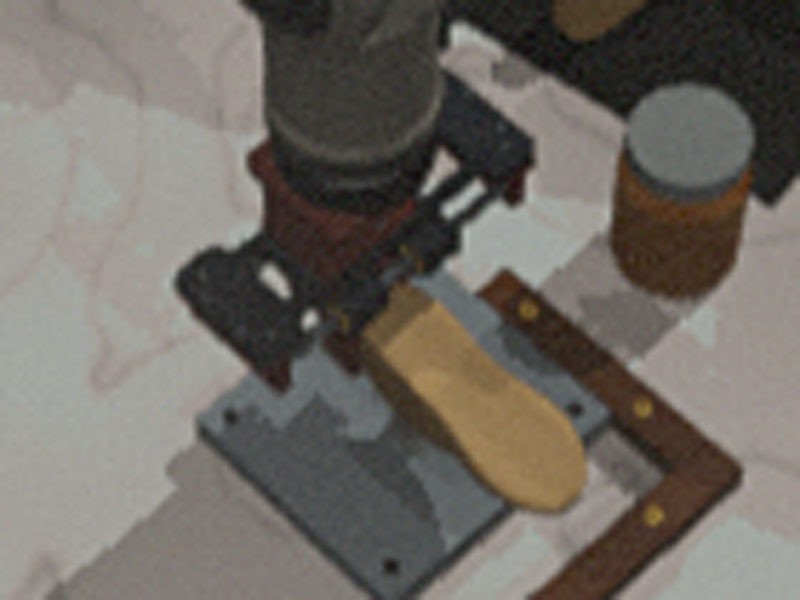

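View pics/w13.png

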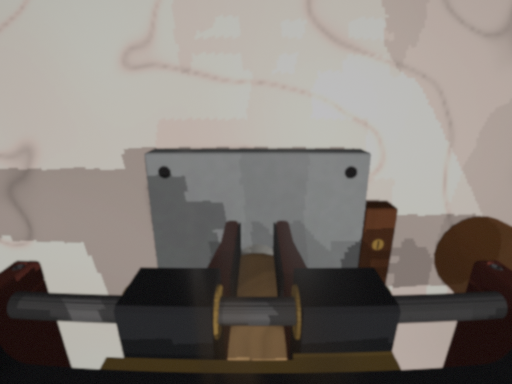

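>>> {"op": "step_arm", "data": {"grip": [-0.55, -0.55, -0.55, -0.55, -0.55, -0.55, -0.55, -0.55], "dp": [[0, 0, 3], [-0.5, 0, 6], [-0.5, 0, 9], [-0.5, 0, 12], [-0.5, 0, 15], [-0.5, 0, 18], [-0.5, 0, 21], [-0.5, 0, 24]], "turn": [0, 0, 0, 0, 0, 0, 0, 0]}}

```text
t: 15.07
tool_pos: [0.5241, 0.0087, 0.0597]
tool_rot: [-170.6, 89.4, -178.8]
contact_force: [-7.9, 0.6, -6.2]
finger_gap: 0.223
```

>>> {"op": "step_arm", "data": {"grip": [-0.55, -0.55, -0.55], "dp": [[0, 0, 1.5], [0, 0, 3], [0, 0, 4]], "turn": [0, 0, 0]}}

```text
t: 15.32
tool_pos: [0.5281, 0.0081, 0.0597]
tool_rot: [-170.7, 89.4, -178.8]
contact_force: [-7.3, 1.4, -6.0]
finger_gap: 0.224
```

Run:
```python
from h import *
plan(s2w(-.113,-.08),.058,STOP[2]+np.pi/2)
snap("scene","s14",(180,130,320,235),(800,600))
```

```text
t 15.3167 p [0.5281 0.0081 0.0597] h 1.429 R [[-0.01, 0.14, 0.99], [-0.0, 0.99, -0.14], [-1.0, -0.0, -0.01]]
dp [ 1.7 -0.5  4.4] turn -0.03 q7 85.00840795337652 F [-7.3  1.4 -6. ] gap 0.22424744556636078
```

View pics/s14.png

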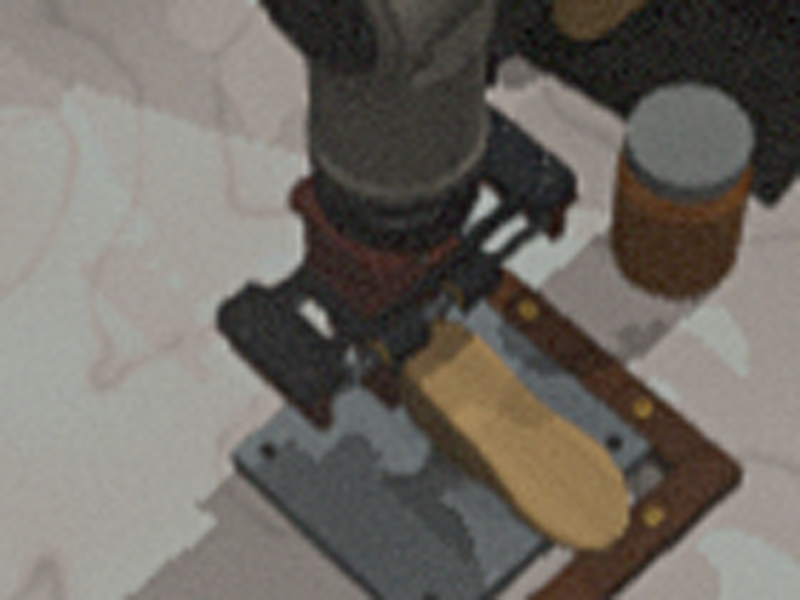

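Still about 10 mm or so to go to the back batten.

>>> {"op": "step_arm", "data": {"grip": [-0.55, -0.55, -0.55, -0.55, -0.55], "dp": [[0, 0, 1.5], [0, 0, 3], [0, 0, 4.5], [0, 0, 6], [0, 0, 7]], "turn": [0, 0, 0, 0, 0]}}

```text
t: 15.78
tool_pos: [0.535, 0.0071, 0.0597]
tool_rot: [-171.0, 89.4, -179.1]
contact_force: [-7.1, 0.6, -6.1]
finger_gap: 0.224
```

>>> {"op": "step_arm", "data": {"grip": [-0.55, -0.55, -0.55], "dp": [[0, 0, 1], [0, 0, 2], [0, 0, 3]], "turn": [0, 0, 0]}}

```text
t: 16.03
tool_pos: [0.5377, 0.0067, 0.0597]
tool_rot: [-171.2, 89.4, -179.3]
contact_force: [-8.4, 0.9, -4.7]
finger_gap: 0.227
```

>>> {"op": "step_arm", "data": {"grip": [-0.55, -0.55, -0.55], "dp": [[0, 0, 1], [0, 0, 2], [0, 0, 3]], "turn": [0, 0, 0]}}

```text
t: 16.28
tool_pos: [0.5407, 0.0063, 0.0597]
tool_rot: [-171.4, 89.4, -179.6]
contact_force: [-8.9, 0.9, -5.1]
finger_gap: 0.23
```

Run:
```python
from h import *
plan(s2w(-.113,-.08),.058,STOP[2]+np.pi/2)
snap("scene","s15",(180,130,320,235),(800,600))
```

```text
t 16.2833 p [0.5407 0.0063 0.0597] h 1.429 R [[-0.01, 0.14, 0.99], [-0.0, 0.99, -0.14], [-1.0, -0.0, -0.01]]
dp [ 1.8 -0.5 -8.3] turn -0.04 q7 85.39607204934391 F [-8.9  0.9 -5.1] gap 0.22994387509324657
```

View pics/s15.png

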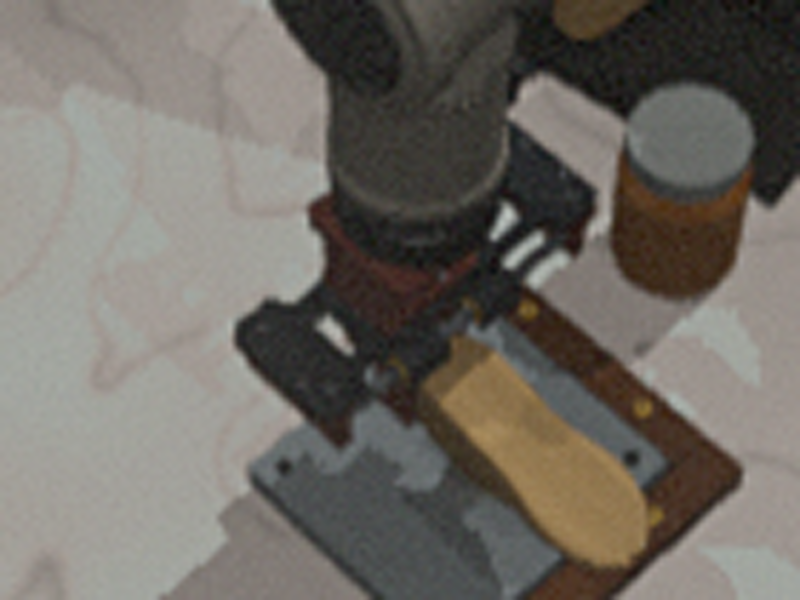

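>>> {"op": "step_arm", "data": {"grip": [-0.55, -0.55, -0.55], "dp": [[0, 0, 1], [0, 0, 2], [0, 0, 3]], "turn": [0, 0, 0]}}

```text
t: 16.58
tool_pos: [0.5436, 0.0059, 0.0596]
tool_rot: [-171.6, 89.3, -179.7]
contact_force: [-8.7, 0.8, -3.9]
finger_gap: 0.229
```

>>> {"op": "step_arm", "data": {"grip": [-0.55, -0.55, -0.55], "dp": [[0, 0, 1], [0, 0, 2], [0, 0, 2]], "turn": [0, 0, 0]}}

```text
t: 16.83
tool_pos: [0.5436, 0.006, 0.0594]
tool_rot: [-173.5, 89.1, 178.4]
contact_force: [-13.6, 2.6, 0.4]
finger_gap: 0.227
```

Run:
```python
from h import *
plan(s2w(-.113,-.08),.058,STOP[2]+np.pi/2)
snap("scene","s16",(180,130,320,235),(800,600))
snap("top","t16",(210,145,300,235),(600,600))
```

```text
t 16.8333 p [0.5436 0.006  0.0594] h 1.429 R [[-0.02, 0.14, 0.99], [0.0, 0.99, -0.14], [-1.0, -0.0, -0.02]]
dp [  1.6  -0.6 -11.2] turn -0.02 q7 85.54080346103919 F [-13.6   2.6   0.4] gap 0.22686840636046993
```

View pics/s16.png

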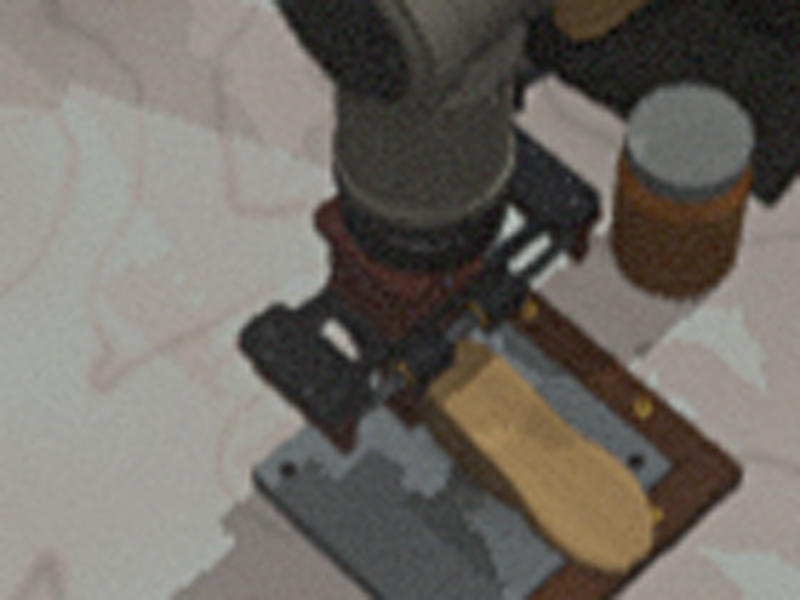

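View pics/t16.png

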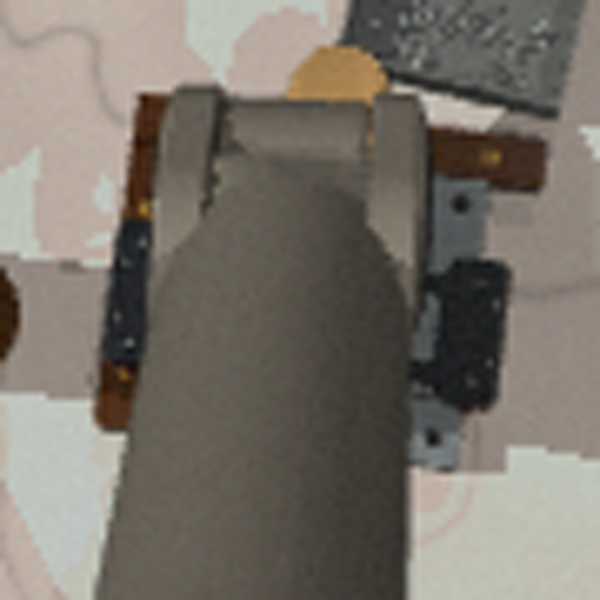

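>>> {"op": "step_arm", "data": {"grip": [-0.55, -0.55, -0.55], "dp": [[0, 0, 1], [0, 0, 2], [0, 0, 2]], "turn": [0, 0, 0]}}

```text
t: 17.18
tool_pos: [0.5436, 0.0059, 0.0593]
tool_rot: [-174.7, 88.9, 177.2]
contact_force: [-18.9, 2.2, 6.6]
finger_gap: 0.226
```

>>> {"op": "step_arm", "data": {"grip": [-0.55, -0.55, 0, 0.5, 1, 1, 1, 1, 1], "dp": [[0, 0, -5], [0, 0, -15], [0, 0, -25], [-10, 0, -30], [-40, 0, -30], [-70, 0, -30], [-100, 0, -30], [-120, 0, -30], [-120, 0, -30]], "turn": [0, 0, 0, 0, 0, 0, 0, 0, 0]}}

```text
t: 17.93
tool_pos: [0.5266, 0.0095, 0.1877]
tool_rot: [19.8, 89.4, 11.6]
contact_force: [0.3, -0.1, 0.1]
finger_gap: 0.717
```

Run:
```python
from h import *
plan(s2w(-.061,-.08),.075,STOP[2]+np.pi/2)
snap("scene","s17",(200,140,340,245),(800,600));snap("wrist","w17")
snap("top","t17",(210,145,300,235),(600,600))
```

```text
t 17.9333 p [0.5266 0.0095 0.1877] h 1.428 R [[0.01, 0.14, 0.99], [0.0, 0.99, -0.14], [-1.0, 0.0, 0.01]]
dp [113.2  -1.9  57. ] turn -0.09 q7 80.43941931284317 F [ 0.3 -0.1  0.1] gap 0.7170772185145238
```

View pics/s17.png

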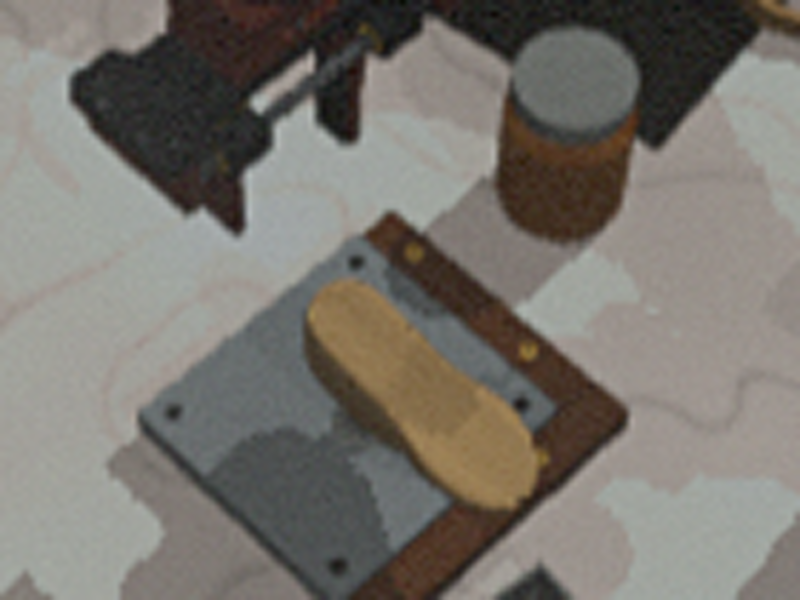

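View pics/w17.png

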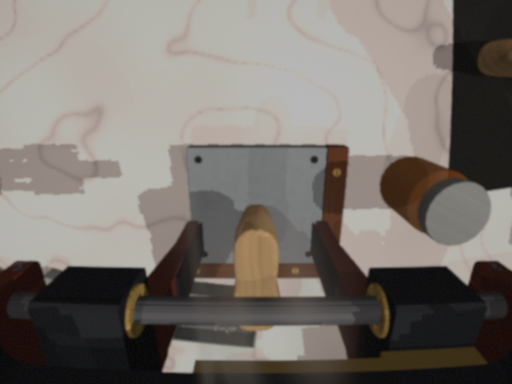

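View pics/t17.png

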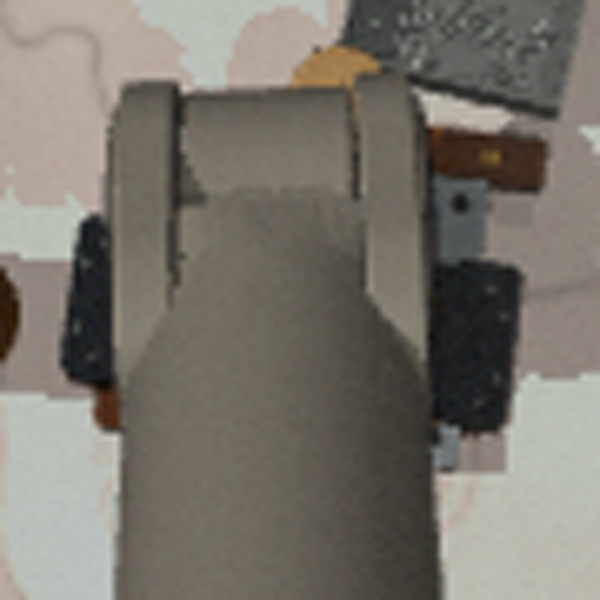

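Run:
```python
from h import *
L=[[-.101,-.08,.114],[.040,-.08,.114],[-.15,0,.024],[0,0,.024],[-.15,-.16,.024],[-.063,-.08-.021,.114],[-.063,-.08+.021,.114]]
P=proj("scene",pose2w(STOP,L)); print(((P-[200,140])*[800/140,600/105]).round())
o,p,R=tool(); H=camera_info("wrist")["hand_eye"]; T=np.eye(4);T[:3,:3]=R;T[:3,3]=p
print(proj("wrist",pose2w(STOP,L),T@H).round())
```

```text
[[308. 281.]
 [518. 465.]
 [354. 227.]
 [557. 401.]
 [132. 407.]
 [332. 355.]
 [394. 303.]]
[[255. 222.]
 [255. 347.]
 [327. 149.]
 [318. 266.]
 [184. 149.]
 [232. 261.]
 [278. 261.]]
```

Run:
```python
from h import *
L=np.array([[-.026,0,.114],[.115,0,.114],[.012+.07,-.0265,.114],[.012+.07,.0265,.114]])
P=proj("scene",pose2w([.509,-.028,-.319],L)); print(((P-[180,130])*3.75).round())
L2=L+[-.075,-.08,0]
P=proj("scene",pose2w(STOP,L2)); print(((P-[200,140])*[800/140,600/105]).round())
# overlays
for src,pose,LL,off,s,n in [("scene0z",[.509,-.028,-.319],L,(180,130),3.75,"ov0"),("s17",STOP,L2,(200,140),40/7,"ov17")]:
    im=cv2.imread(f"pics/{src}.png")
    for q in (proj("scene",pose2w(pose,LL))-off)*s: cv2.circle(im,tuple(int(v) for v in q),4,(0,0,255),-1)
    cv2.imwrite(f"pics/{n}.png",im)
```

```text
[[194. 203.]
 [299. 341.]
 [242. 325.]
 [304. 289.]]
[[308. 281.]
 [518. 465.]
 [427. 455.]
 [506. 386.]]
```

View pics/ov0.png

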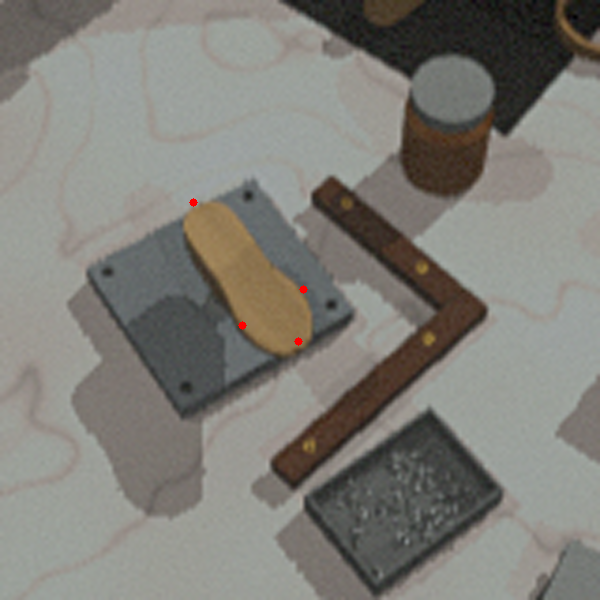

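View pics/ov17.png

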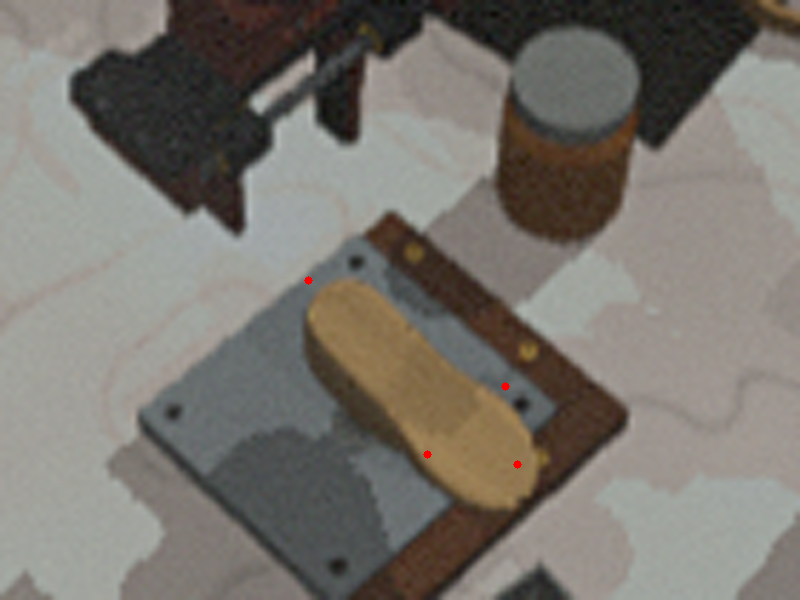

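Run:
```python
from h import *
L=np.array([[-.026,0,.114],[.115,0,.114],[-.026,0,.054],[.012,-.021,.114],[.012,.021,.114],[-.008,-.021,.114],[-.008,.021,.114],[-.075,-.08,.024],[-.075,.08,.024]])
H=camera_info("wrist")["hand_eye"]
def ov(src,pose,p,rot,n):
    T=np.eye(4);T[:3,:3]=rot;T[:3,3]=p
    im=cv2.imread(f"pics/{src}.png"); im=cv2.resize(im,None,fx=4,fy=4,interpolation=cv2.INTER_CUBIC)
    for q in proj("wrist",pose2w(pose,L),T@H)*4: cv2.circle(im,tuple(int(v) for v in q),5,(0,0,255),-1)
    cv2.imwrite(f"pics/{n}.png",im[4*140:4*290,4*170:4*350])
def sp(x,y): w=s2w(x,y); return [w[0],w[1],STOP[2]]
R0=np.array([[0,.1453,.9894],[0,.9894,-.1453],[-1,0,0]])
ov("w6",sp(-.147,-.079),[.5108,.0104,.1758],R0,"ovw6")
o,p,R=tool(); ov("w17",sp(-.075,-.08),p,R,"ovw17")
```

```text
(no output)
```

View pics/ovw6.png

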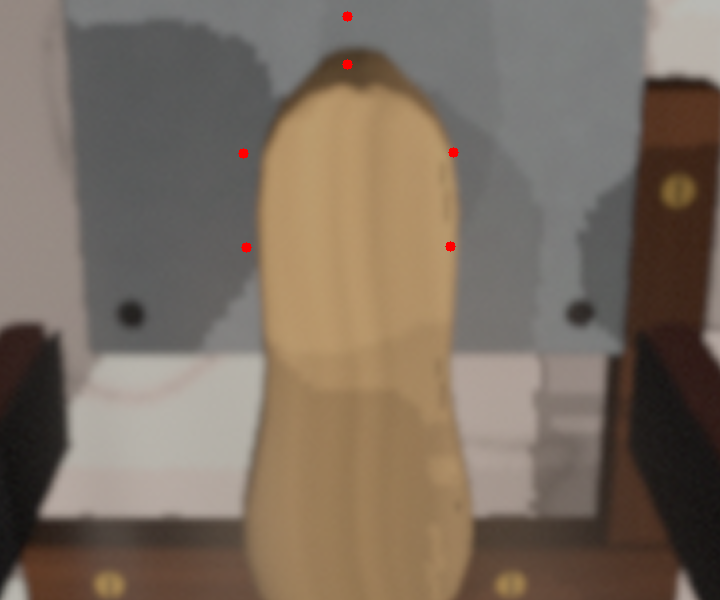

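View pics/ovw17.png

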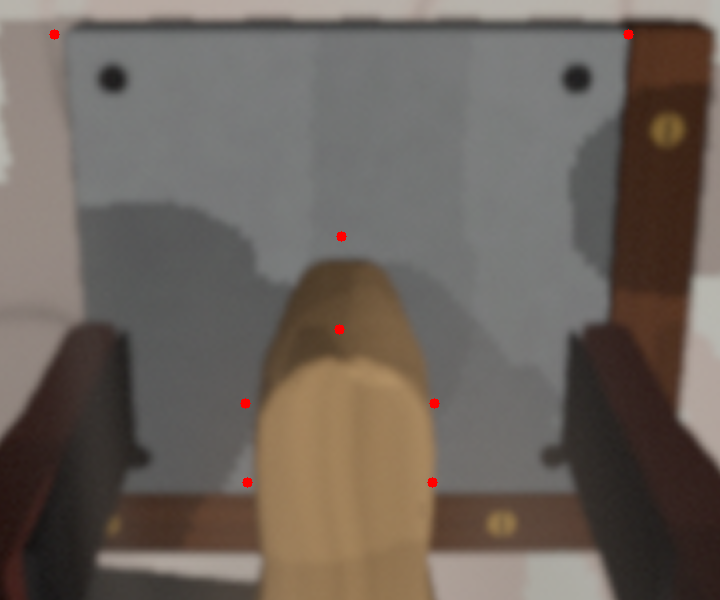

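>>> {"op": "step_arm", "data": {"grip": [1, 1, 1, 1, 1, 1, 1, 1, 1], "dp": [[0, -0.5, 15], [0, -0.5, 30], [0, -0.5, 45], [0, -0.5, 57], [25, -0.5, 57], [55, -0.5, 57], [85, -0.5, 57], [111, -0.5, 57], [111, -0.5, 57]], "turn": [0, 0, 0, 0, 0, 0, 0, 0, 0]}}

```text
t: 18.83
tool_pos: [0.5749, 0.0007, 0.0651]
tool_rot: [-164.3, 89.4, -172.4]
contact_force: [-0.8, -0.2, 0.4]
finger_gap: 1.002
```

>>> {"op": "step_arm", "data": {"grip": [0.3, 0, -0.2, -0.5, -1, -1, -1], "dp": [[0, 0, 0], [0, 0, 0], [0, 0, 0], [0, 0, 0], [0, 0, 0], [0, 0, 0], [0, 0, 0]], "turn": [0, 0, 0, 0, 0, 0, 0], "grip_force": 25}}

```text
t: 19.42
tool_pos: [0.58, 0.0009, 0.0717]
tool_rot: [21.9, 89.9, 13.8]
contact_force: [0.0, -0.2, -0.8]
finger_gap: 0.507
```

Run:
```python
from h import *
plan(s2w(-.061,-.08),.075,STOP[2]+np.pi/2)
print(tool()[0]['torque'])
snap("scene","s18",(200,140,340,245),(800,600))
```

```text
t 19.4167 p [0.58   0.0009 0.0717] h 1.429 R [[0.0, 0.14, 0.99], [0.0, 0.99, -0.14], [-1.0, 0.0, 0.0]]
dp [-3.3 -0.7  4. ] turn -0.05 q7 86.5350737102964 F [ 0.  -0.2 -0.8] gap 0.5071433597434767
[ 0.06442908 -0.03479142  0.05608381]
```

View pics/s18.png

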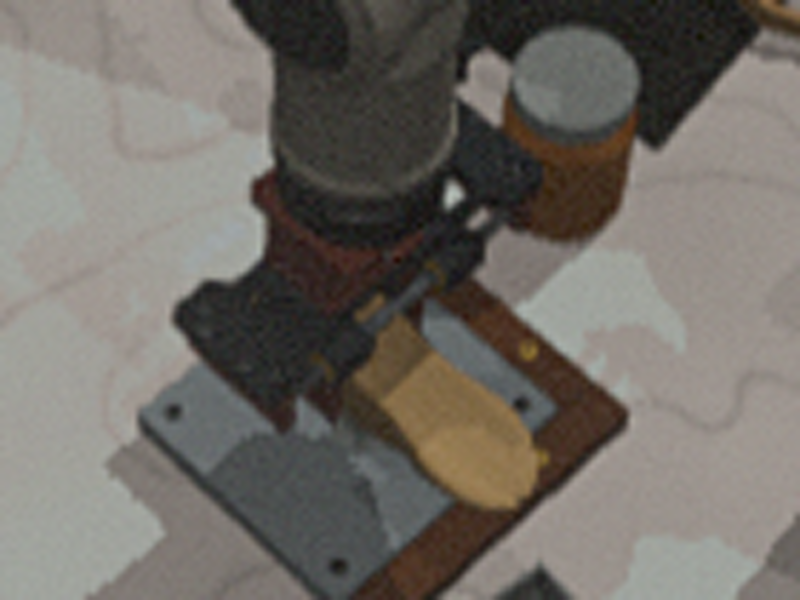

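>>> {"op": "step_arm", "data": {"grip": [0.4, 0.4, 0.4, 0.4], "dp": [[-2, 0.5, -1], [-5, 0.5, -3], [-5, 0.5, -3], [-5, 0.5, -3]], "turn": [0, 0, 0, 0]}}

```text
t: 19.8
tool_pos: [0.5768, 0.0018, 0.0764]
tool_rot: [24.9, 90.0, 16.8]
contact_force: [-0.0, 0.2, 0.2]
finger_gap: 0.692
```

>>> {"op": "step_arm", "data": {"grip": [-1, -1, -1, -1, -1, -1, -1], "dp": [[0, 0, 0], [0, 0, 0], [0, 0, 0], [0, 0, 0], [0, 0, 0], [0, 0, 0], [0, 0, 0]], "turn": [0, 0, 0, 0, 0, 0, 0], "grip_force": 25}}

```text
t: 20.38
tool_pos: [0.5767, 0.0015, 0.0761]
tool_rot: [-117.9, 90.0, -126.0]
contact_force: [-0.1, -0.7, 0.1]
finger_gap: 0.478
```

Run:
```python
from h import *
plan(s2w(-.061,-.08),.075,STOP[2]+np.pi/2)
print(tool()[0]['torque'])
```

```text
t 20.3833 p [0.5767 0.0015 0.0761] h 1.429 R [[-0.0, 0.14, 0.99], [-0.0, 0.99, -0.14], [-1.0, -0.0, -0.0]]
dp [ 1.1 -0.8  7.3] turn -0.07 q7 86.27135580433912 F [-0.1 -0.7  0.1] gap 0.4776634482301295
[-0.15711271  0.0634953  -0.00205691]
```

>>> {"op": "step_arm", "data": {"grip": [-1, -1, -1, -1], "dp": [[-0.5, 2, 0], [-1, 4, 0], [-1, 6, 0], [-1, 6, 0]], "turn": [0, 0, 0, 0]}}

```text
t: 20.72
tool_pos: [0.5765, 0.0031, 0.0762]
tool_rot: [-103.5, 89.7, -111.9]
contact_force: [0.3, -11.1, -6.6]
finger_gap: 0.477
```

Run:
```python
from h import *
plan(s2w(-.061,-.08),.075,STOP[2]+np.pi/2)
print(tool()[0]['torque'])
snap("wrist","w19");snap("scene","s19",(200,140,340,245),(800,600))
```

```text
t 20.7167 p [0.5765 0.0031 0.0762] h 1.426 R [[-0.0, 0.14, 0.99], [-0.01, 0.99, -0.14], [-1.0, -0.01, -0.0]]
dp [ 1.2 -2.3  7.8] turn -0.23 q7 85.62752631169651 F [  0.3 -11.1  -6.6] gap 0.4772877830470248
[-2.50340785 -0.0537073  -0.01528519]
```

View pics/w19.png

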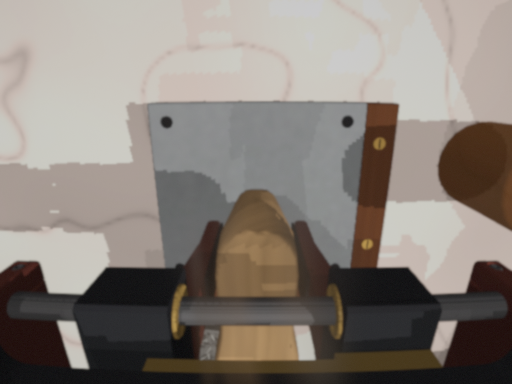

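View pics/s19.png

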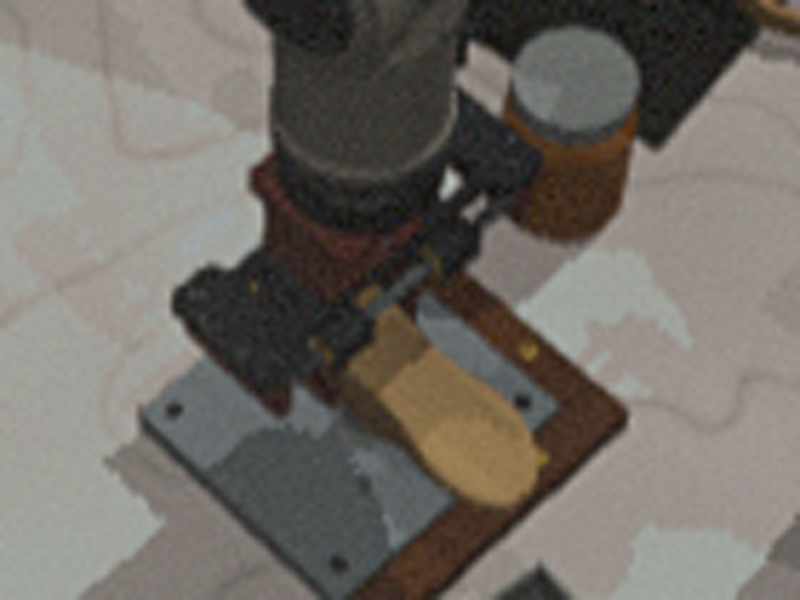

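>>> {"op": "step_arm", "data": {"grip": [-1, -1, -1], "dp": [[0, 2, 0], [0, 4, 0], [0, 4, 0]], "turn": [0, 0, 0], "grip_force": 14}}

```text
t: 21.07
tool_pos: [0.5766, 0.0052, 0.0767]
tool_rot: [-105.7, 89.6, -114.1]
contact_force: [-2.9, -12.7, 1.3]
finger_gap: 0.479
```

Run:
```python
from h import *
plan(s2w(-.061,-.08),.075,STOP[2]+np.pi/2)
print(tool()[0]['torque'])
```

```text
t 21.0667 p [0.5766 0.0052 0.0767] h 1.424 R [[-0.0, 0.15, 0.99], [-0.01, 0.99, -0.15], [-1.0, -0.01, -0.0]]
dp [ 1.7 -4.4  8. ] turn -0.32 q7 85.23180489732508 F [ -2.9 -12.7   1.3] gap 0.4786053938287372
[-3.37700359  0.61190892 -0.12325683]
```

>>> {"op": "step_arm", "data": {"grip": [-1, -1, -1], "dp": [[-0.5, 2, 0], [-1, 4, 0], [-1, 5, 0]], "turn": [0, 0, 0]}}

```text
t: 21.32
tool_pos: [0.5767, 0.0082, 0.0777]
tool_rot: [-106.4, 89.5, -114.9]
contact_force: [-4.6, -19.1, 3.8]
finger_gap: 0.502
```

Run:
```python
from h import *
plan(s2w(-.061,-.08),.075,STOP[2]+np.pi/2)
print(tool()[0]['torque'])
snap("wrist","w20");snap("scene","s20",(200,140,340,245),(800,600))
```

```text
t 21.3167 p [0.5767 0.0082 0.0777] h 1.423 R [[-0.0, 0.15, 0.99], [-0.01, 0.99, -0.15], [-1.0, -0.01, -0.0]]
dp [ 2.7 -7.4  8.3] turn -0.4 q7 84.71345874414341 F [ -4.6 -19.1   3.8] gap 0.5024397151449109
[-4.58996262  0.98464183 -0.03100997]
```

View pics/w20.png

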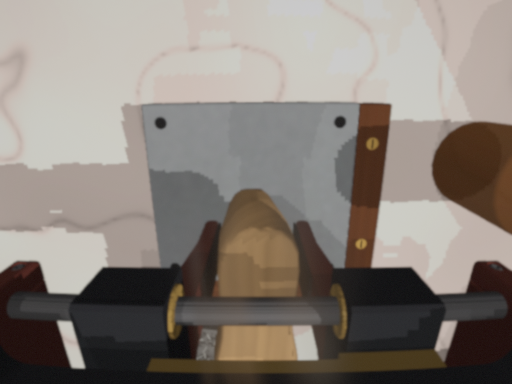

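View pics/s20.png

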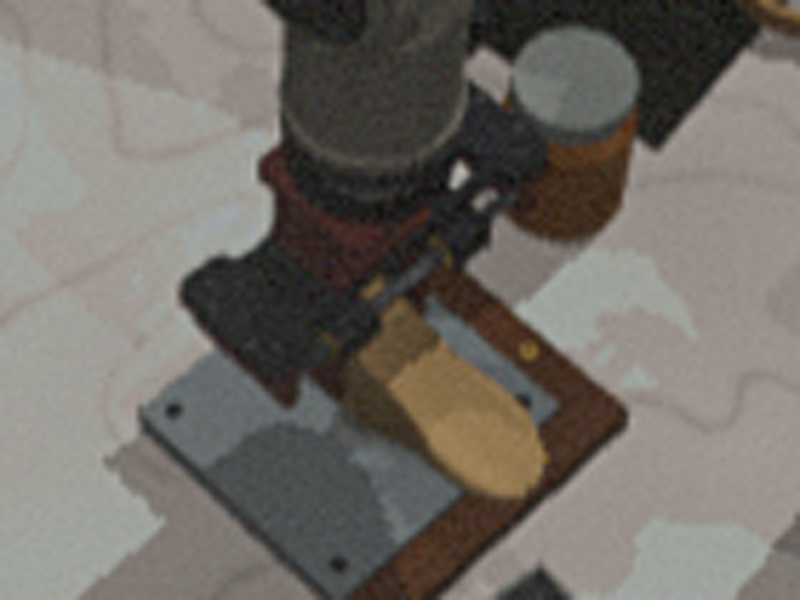

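>>> {"op": "step_arm", "data": {"grip": [-1, -1, -1, -1, -1, -1, -1], "dp": [[-2, -4, 0], [-3, -9, 0], [-3, -14, 0], [-3, -18, 0], [-3, -22, 0], [-3, -25, 0], [-3, -25, 0]], "turn": [0, 0, 0, 0, 0, 0, 0], "grip_force": 18}}

```text
t: 22.0
tool_pos: [0.5747, -0.0055, 0.0804]
tool_rot: [128.4, 89.8, 120.4]
contact_force: [1.2, 5.3, -9.0]
finger_gap: 0.481
```

Run:
```python
from h import *
plan(s2w(-.061,-.08),.075,STOP[2]+np.pi/2)
snap("wrist","w21");snap("scene","s21",(200,140,340,245),(800,600))
```

```text
t 22.0 p [ 0.5747 -0.0055  0.0804] h 1.431 R [[-0.0, 0.14, 0.99], [0.0, 0.99, -0.14], [-1.0, 0.0, -0.0]]
dp [5.4 6.4 8.3] turn 0.07 q7 87.14293056969106 F [ 1.2  5.3 -9. ] gap 0.4807223550786842
```

View pics/w21.png

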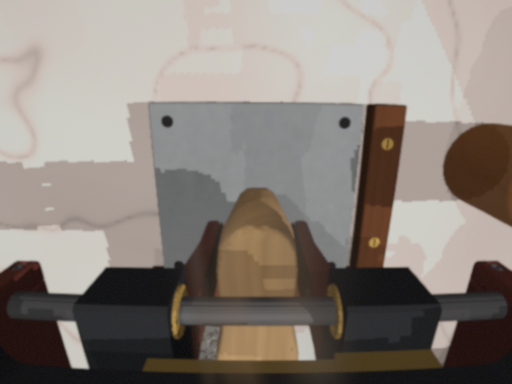

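View pics/s21.png

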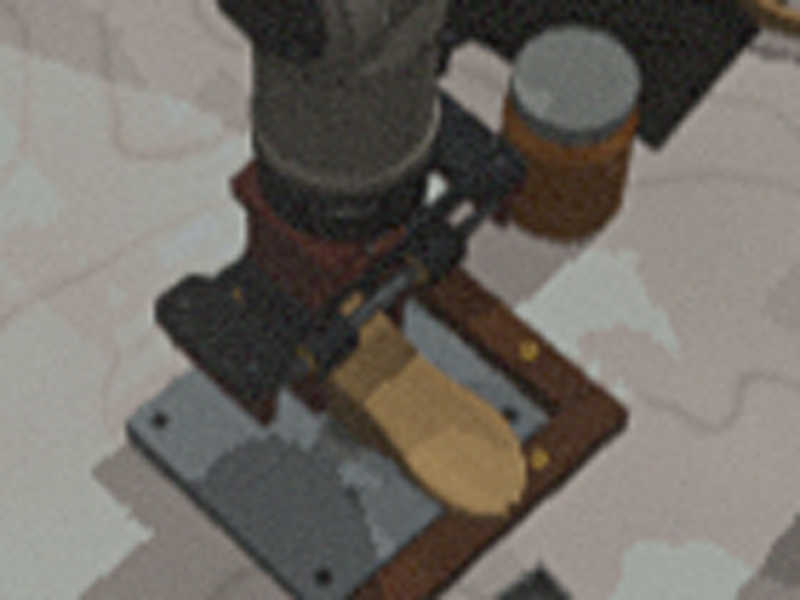

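>>> {"op": "step_arm", "data": {"grip": [-1, -1, -1, -1, -1, -1, -1, -1], "dp": [[0, 4, 0], [0, 9, 0], [0, 14, 0], [0, 19, 0], [-0.5, 22, 0], [-0.5, 25, 0], [-0.5, 28, 0], [-0.5, 28, 0]], "turn": [0, 0, 0, 0, 0, 0, 0, 0]}}

```text
t: 22.77
tool_pos: [0.5771, 0.0094, 0.0815]
tool_rot: [-103.4, 89.3, -112.0]
contact_force: [-4.7, -20.0, -0.7]
finger_gap: 0.499
```

Run:
```python
from h import *
plan(s2w(-.061,-.08),.075,STOP[2]+np.pi/2)
snap("scene","s22",(200,140,340,245),(800,600))
```

```text
t 22.7667 p [0.5771 0.0094 0.0815] h 1.422 R [[-0.0, 0.15, 0.99], [-0.01, 0.99, -0.15], [-1.0, -0.01, -0.0]]
dp [ 6.5 -8.5  8.2] turn -0.45 q7 84.3030489648164 F [ -4.7 -20.   -0.7] gap 0.4991393810289969
```

View pics/s22.png

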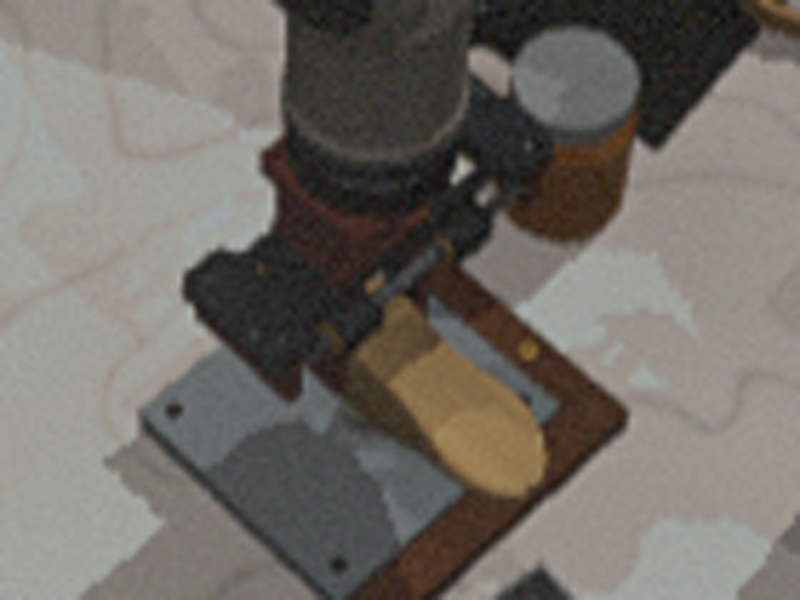

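>>> {"op": "step_arm", "data": {"grip": [-1, -1, -1, -1, -1, -1], "dp": [[0, -5, 0], [0, -10, 0], [0, -15, 0], [0, -19, 0], [0, -22, 0], [0, -22, 0]], "turn": [0, 0, 0, 0, 0, 0]}}

```text
t: 23.32
tool_pos: [0.5774, 0.0035, 0.0832]
tool_rot: [81.7, 89.6, 73.8]
contact_force: [-3.7, 10.3, 6.4]
finger_gap: 0.48
```

Run:
```python
from h import *
plan(s2w(-.061,-.08),.075,STOP[2]+np.pi/2)
snap("scene","s23",(200,140,340,245),(800,600)); snap("wrist","w23")
```

```text
t 23.3167 p [0.5774 0.0035 0.0832] h 1.433 R [[0.0, 0.14, 0.99], [0.01, 0.99, -0.14], [-1.0, 0.01, 0.0]]
dp [ 8.1 -3.   6.9] turn 0.18 q7 86.52875180388035 F [-3.7 10.3  6.4] gap 0.48007613234210844
```

View pics/s23.png

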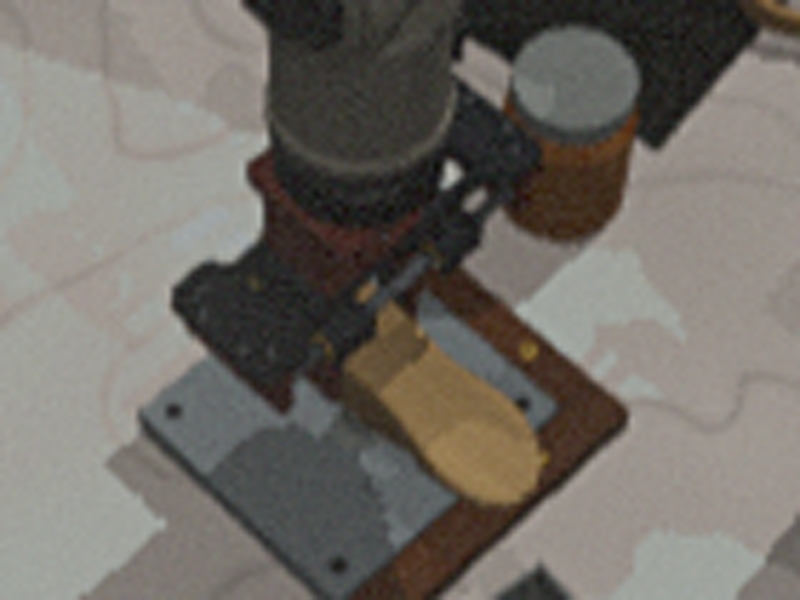

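View pics/w23.png

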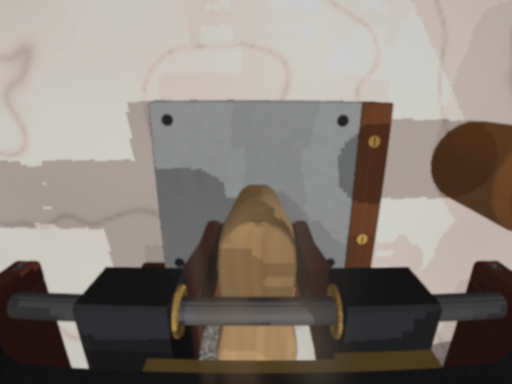

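>>> {"op": "step_arm", "data": {"grip": [-1, -1, -1, -1, -1, -1], "dp": [[-1, 4, 0], [-1.5, 9, 0], [-2, 14, 0], [-2, 18, 0], [-2, 22, 0], [-2, 22, 0]], "turn": [0, 0, 0, 0, 0, 0]}}

```text
t: 23.92
tool_pos: [0.5778, 0.0087, 0.0842]
tool_rot: [-95.5, 89.3, -104.1]
contact_force: [-6.4, -22.3, 6.4]
finger_gap: 0.492
```

>>> {"op": "step_arm", "data": {"grip": [-1, -1, -1, -1, -1, -1], "dp": [[-1, -5, 0], [-1, -10, 0], [-1, -15, 0], [-1, -19, 0], [-1, -22, 0], [-1, -22, 0]], "turn": [0, 0, 0, 0, 0, 0]}}

```text
t: 24.42
tool_pos: [0.5776, 0.0037, 0.086]
tool_rot: [79.1, 89.6, 71.2]
contact_force: [-2.8, 10.9, 4.9]
finger_gap: 0.476
```

Run:
```python
from h import *
plan(s2w(-.061,-.08),.075,STOP[2]+np.pi/2)
snap("scene","s24",(200,140,340,245),(800,600)); snap("wrist","w24")
```

```text
t 24.4167 p [0.5776 0.0037 0.086 ] h 1.433 R [[0.0, 0.14, 0.99], [0.01, 0.99, -0.14], [-1.0, 0.01, 0.0]]
dp [11.  -3.2  6.7] turn 0.19 q7 86.4477527562072 F [-2.8 10.9  4.9] gap 0.4764776506788675
```

View pics/s24.png

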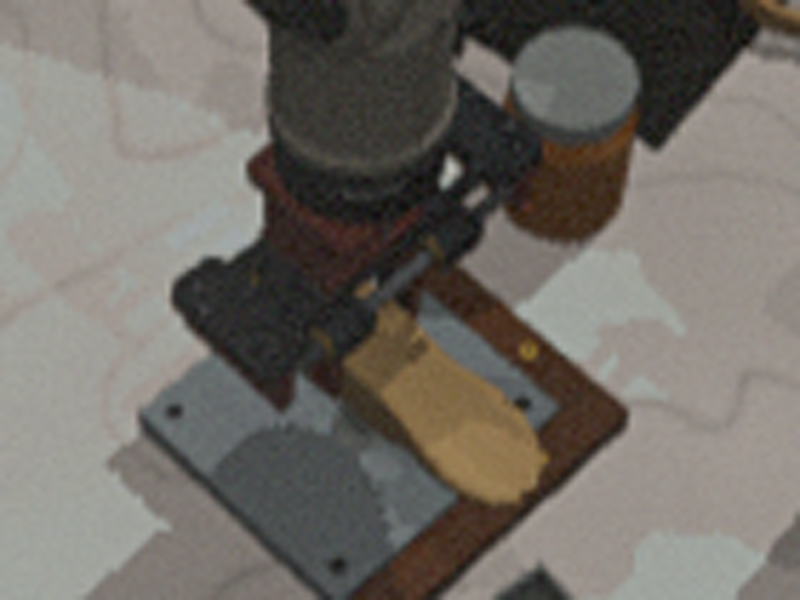

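View pics/w24.png

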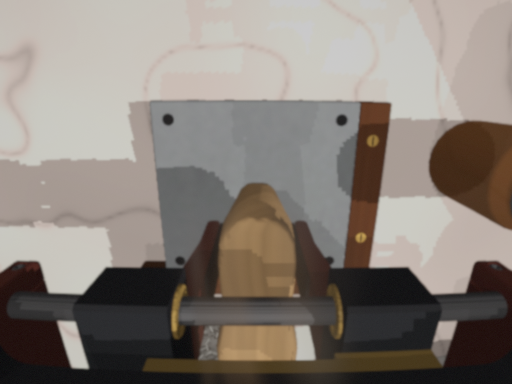

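>>> {"op": "step_arm", "data": {"grip": [0.3, 0.3, 0.3, 0.3, 0.3, 0.3], "dp": [[0, 4, 0], [0, 4, 0], [-40, 4, -30], [-80, 4, -55], [-80, 4, -55], [-80, 4, -55]], "turn": [0, 0, 0, 0, 0, 0]}}

```text
t: 25.02
tool_pos: [0.5233, 0.0096, 0.1679]
tool_rot: [22.7, 89.7, 14.5]
contact_force: [0.8, 0.9, -0.2]
finger_gap: 0.648
```

Run:
```python
from h import *
plan(s2w(-.068,-.08),.073,STOP[2]+np.pi/2)
snap("scene","s25",(200,140,340,245),(800,600)); snap("wrist","w25")
L=np.array([[-.026,0,.114],[.115,0,.114],[-.026,0,.054],[.012,-.021,.114],[.012,.021,.114],[-.008,-.021,.114],[-.008,.021,.114],[-.075,-.08,.024],[-.075,.08,.024]])
H=camera_info("wrist")["hand_eye"]
w=s2w(-.075,-.08)
o,p,R=tool()
T=np.eye(4);T[:3,:3]=R;T[:3,3]=p
im=cv2.imread(f"pics/w25.png"); im=cv2.resize(im,None,fx=4,fy=4,interpolation=cv2.INTER_CUBIC)
for q in proj("wrist",pose2w([*w,STOP[2]],L),T@H)*4: cv2.circle(im,tuple(int(v) for v in q),5,(0,0,255),-1)
cv2.imwrite(f"pics/ovw25.png",im[4*140:4*290,4*170:4*350])
```

```text
t 25.0167 p [0.5233 0.0096 0.1679] h 1.429 R [[0.01, 0.14, 0.99], [0.0, 0.99, -0.14], [-1.0, 0.0, 0.01]]
dp [95.2 -1.5 53.8] turn -0.06 q7 81.23232636478384 F [ 0.8  0.9 -0.2] gap 0.6483204291406464
```

View pics/s25.png

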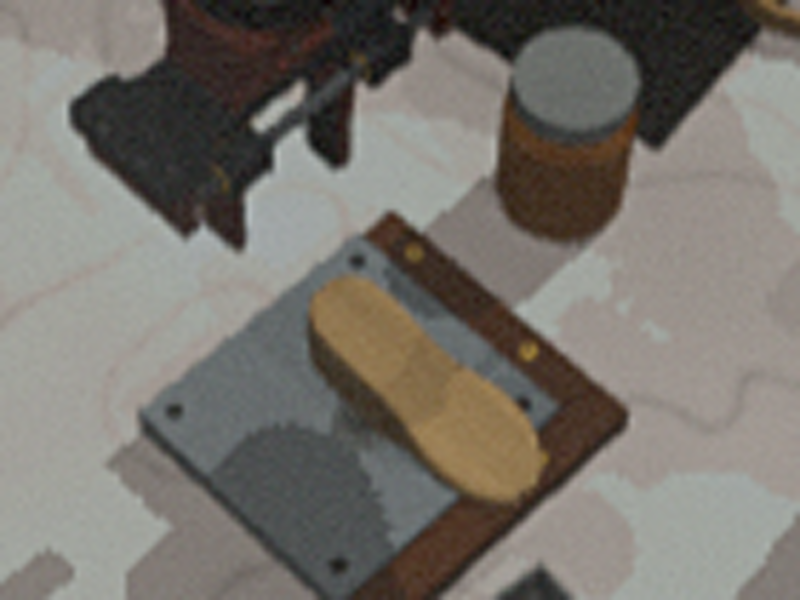

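View pics/ovw25.png

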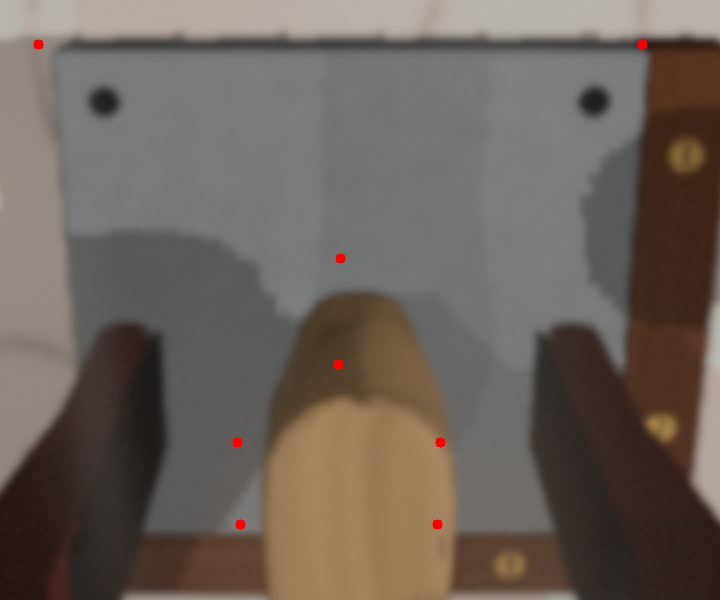

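>>> {"op": "step_arm", "data": {"grip": [0.8, 1, 1, 1, 1, 1, 1, 1], "dp": [[0, 0, 20], [0, 0.5, 40], [20, 0.5, 54], [45, 0.5, 54], [65, 0.5, 54], [85, 0.5, 54], [96, 0.5, 54], [96, 0.5, 54]], "turn": [0, 0, 0, 0, 0, 0, 0, 0]}}

```text
t: 25.78
tool_pos: [0.574, 0.002, 0.0652]
tool_rot: [-160.2, 89.7, -168.4]
contact_force: [-0.1, -0.1, 0.2]
finger_gap: 0.999
```

>>> {"op": "step_arm", "data": {"grip": [0, -1, -1, -1, -1, -1, -1], "dp": [[0, 0, 0], [0, 0, 0], [0, 0, 0], [0, 0, 0], [0, 0, 0], [0, 0, 0], [0, 0, 0]], "turn": [0, 0, 0, 0, 0, 0, 0], "grip_force": 35}}

```text
t: 26.37
tool_pos: [0.5761, 0.0026, 0.0691]
tool_rot: [39.9, 90.0, 31.7]
contact_force: [0.5, 5.7, 3.6]
finger_gap: 0.506
```

Run:
```python
from h import *
plan(s2w(-.068,-.08),.073,STOP[2]+np.pi/2)
snap("wrist","w26")
```

```text
t 26.3667 p [0.5761 0.0026 0.0691] h 1.429 R [[0.0, 0.14, 0.99], [0.0, 0.99, -0.14], [-1.0, 0.0, 0.0]]
dp [-3.9 -1.8  1.1] turn -0.06 q7 86.71850392085874 F [0.5 5.7 3.6] gap 0.5060831564309234
```

View pics/w26.png

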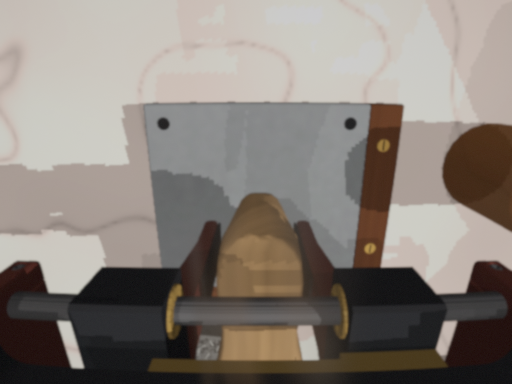

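>>> {"op": "step_arm", "data": {"grip": [-1, -1, -1, -1, -1, -1, -1], "dp": [[-0.5, 0, 0], [-0.5, 4, 0], [-1, 8, 0], [-1.5, 12, 0], [-1.5, 15, 0], [-1.5, 18, 0], [-1.5, 18, 0]], "turn": [0, 0, 0, 0, 0, 0, 0]}}

```text
t: 27.0
tool_pos: [0.5765, 0.0067, 0.0698]
tool_rot: [-94.5, 89.2, -103.2]
contact_force: [-2.3, -27.1, 2.5]
finger_gap: 0.475
```

Run:
```python
from h import *
plan(s2w(-.068,-.08),.073,STOP[2]+np.pi/2)
snap("wrist","w27");snap("scene","s27",(200,140,340,245),(800,600))
```

```text
t 27.0 p [0.5765 0.0067 0.0698] h 1.419 R [[-0.0, 0.15, 0.99], [-0.01, 0.99, -0.15], [-1.0, -0.01, -0.0]]
dp [-3.1 -5.9  1.4] turn -0.6 q7 84.8778077078632 F [ -2.3 -27.1   2.5] gap 0.47512867834898626
```

View pics/s27.png

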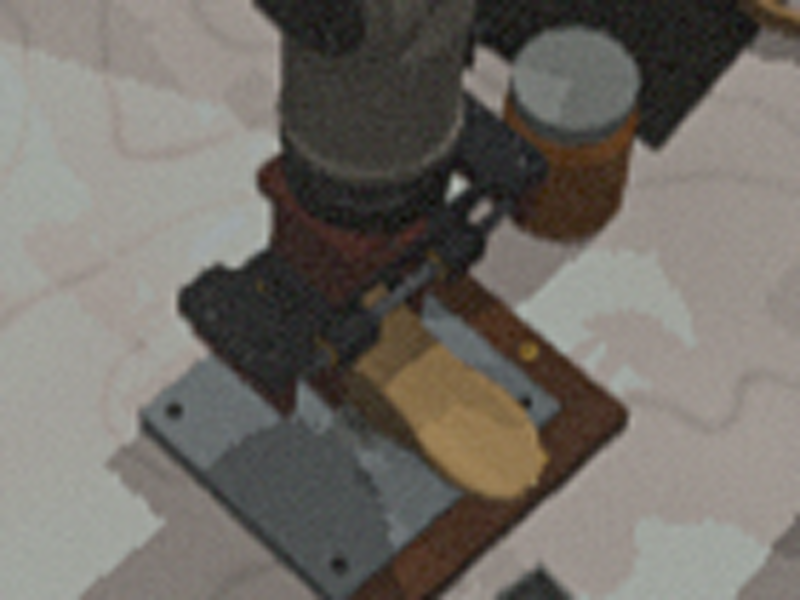

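>>> {"op": "step_arm", "data": {"grip": [-1, -1, -1, -1, -1, -1, -1], "dp": [[-1, -5, 0], [-1, -10, 0], [-1.5, -15, 0], [-1.5, -19, 0], [-1.5, -23, 0], [-1.5, -25, 0], [-1.5, -25, 0]], "turn": [0, 0, 0, 0, 0, 0, 0]}}

```text
t: 27.68
tool_pos: [0.5727, -0.0054, 0.0703]
tool_rot: [-157.0, 89.8, -165.1]
contact_force: [0.1, -0.8, -19.5]
finger_gap: 0.477
```

>>> {"op": "step_arm", "data": {"grip": [-1, -1, -1, -1, -1, -1, -1], "dp": [[-1, 5, 0], [-1, 10, 0], [-1.5, 15, 0], [-1.5, 19, 0], [-1.5, 23, 0], [-1.5, 27, 0], [-1.5, 27, 0]], "turn": [0, 0, 0, 0, 0, 0, 0]}}

```text
t: 28.27
tool_pos: [0.5762, 0.0094, 0.0738]
tool_rot: [-100.1, 89.2, -108.7]
contact_force: [-9.3, -28.4, -2.8]
finger_gap: 0.478
```

Run:
```python
from h import *
plan(s2w(-.068,-.08),.073,STOP[2]+np.pi/2)
snap("wrist","w28");snap("scene","s28",(200,140,340,245),(800,600))
```

```text
t 28.2667 p [0.5762 0.0094 0.0738] h 1.42 R [[-0.0, 0.15, 0.99], [-0.01, 0.99, -0.15], [-1.0, -0.01, -0.0]]
dp [ 1.  -8.6  2. ] turn -0.56 q7 84.56236077031012 F [ -9.3 -28.4  -2.8] gap 0.4777455139089362
```

View pics/s28.png

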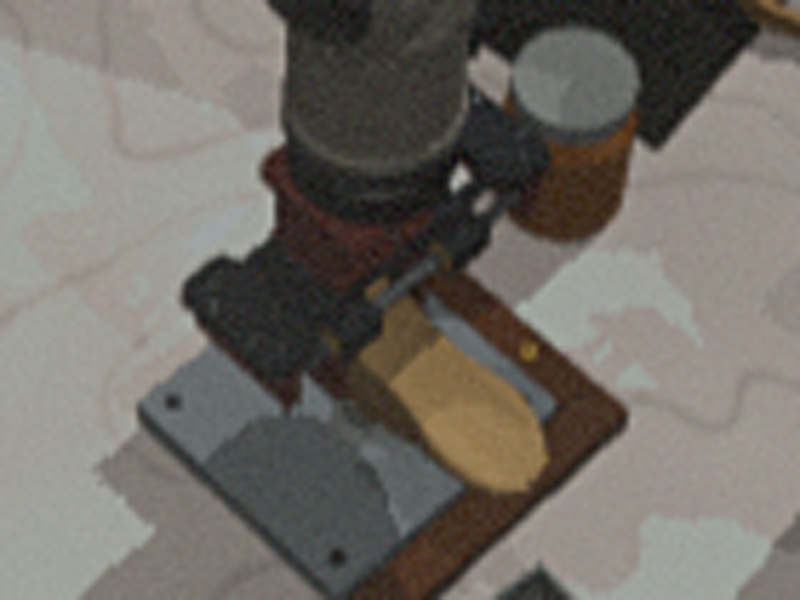

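View pics/w28.png

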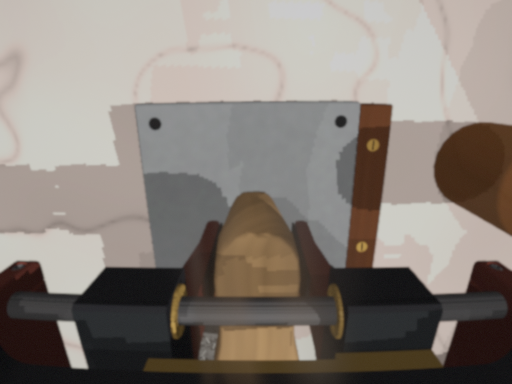

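>>> {"op": "step_arm", "data": {"grip": [-1, -1, -1], "dp": [[1, -4, 0], [1, -8, 0], [1, -8, 0]], "turn": [0, 0, 0], "grip_force": 16}}

```text
t: 28.62
tool_pos: [0.5762, 0.0088, 0.0724]
tool_rot: [-106.8, 89.7, -115.2]
contact_force: [-5.9, -13.2, -10.8]
finger_gap: 0.496
```

Run:
```python
from h import *
plan(s2w(-.068,-.08),.073,STOP[2]+np.pi/2)
snap("scene","s29",(200,140,340,245),(800,600))
```

```text
t 28.6167 p [0.5762 0.0088 0.0724] h 1.424 R [[-0.0, 0.15, 0.99], [-0.01, 0.99, -0.15], [-1.0, -0.01, -0.0]]
dp [-0.5 -7.9  2. ] turn -0.31 q7 85.4186286644417 F [ -5.9 -13.2 -10.8] gap 0.4955286249561332
```

View pics/s29.png

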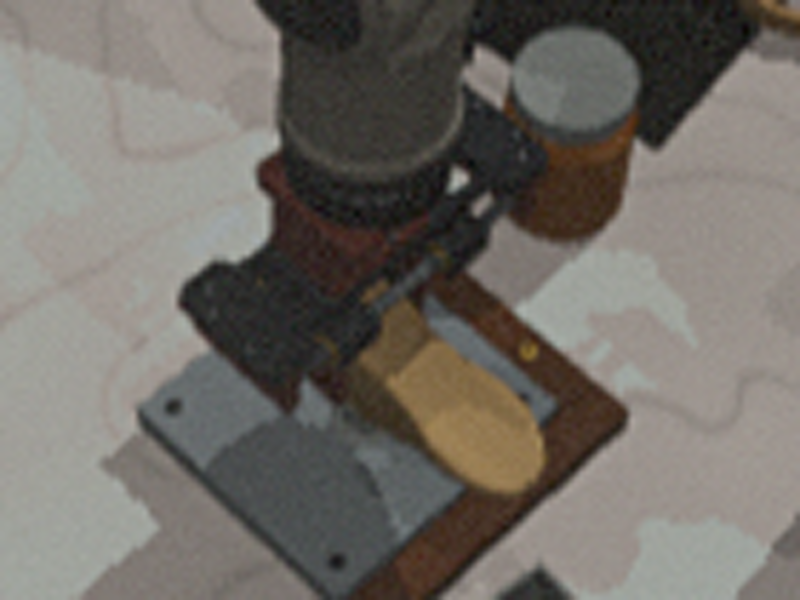

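>>> {"op": "step_arm", "data": {"grip": [-1, -1, -1, -1, -1], "dp": [[0.5, -4, 0], [0.5, -8, 0], [0.5, -13, 0], [0.5, -17, 0], [0.5, -17, 0]], "turn": [0, 0, 0, 0, 0], "grip_force": 16}}

```text
t: 29.08
tool_pos: [0.5772, 0.0005, 0.0733]
tool_rot: [50.0, 89.7, 42.0]
contact_force: [-1.8, 4.3, -6.8]
finger_gap: 0.477
```

Run:
```python
from h import *
plan(s2w(-.068,-.08),.073,STOP[2]+np.pi/2)
snap("scene","s30",(200,140,340,245),(800,600))
```

```text
t 29.0833 p [5.772e-01 5.000e-04 7.330e-02] h 1.431 R [[0.0, 0.14, 0.99], [0.0, 0.99, -0.14], [-1.0, 0.0, 0.0]]
dp [ 0.3  0.1 -0.3] turn 0.08 q7 87.12762177622669 F [-1.8  4.3 -6.8] gap 0.47662549775439395
```

View pics/s30.png

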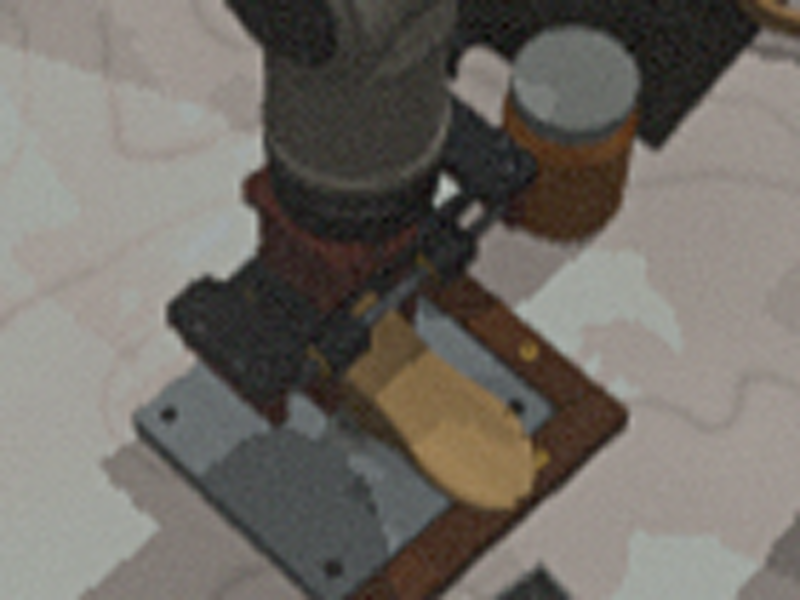

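>>> {"op": "step_arm", "data": {"grip": [-1, -1, -1, -1, -1, -1, -1, -1, -1, -1, -1, -1], "dp": [[0, 5, 0], [-0.3, 10, 0], [-0.5, 14, 0], [-0.7, 17, 0], [-0.7, 20, 0], [-0.7, 20, 0], [-0.7, 15, 0], [-0.7, 10, 0], [-0.7, 5, 0], [-0.7, 2, 0], [-0.7, 0, 0], [-0.7, 0, 0]], "turn": [0, 0, 0, 0, 0, 0, 0, 0, 0, 0, 0, 0]}}

```text
t: 30.13
tool_pos: [0.5785, 0.0039, 0.0751]
tool_rot: [56.8, 89.5, 48.9]
contact_force: [-2.6, 12.4, 8.1]
finger_gap: 0.477
```

Run:
```python
from h import *
plan(s2w(-.068,-.08),.073,STOP[2]+np.pi/2)
snap("scene","s31",(200,140,340,245),(800,600));snap("wrist","w31")
```

```text
t 30.1333 p [0.5785 0.0039 0.0751] h 1.433 R [[0.01, 0.14, 0.99], [0.01, 0.99, -0.14], [-1.0, 0.01, 0.01]]
dp [ 2.1 -3.4 -1.2] turn 0.2 q7 87.0949790112754 F [-2.6 12.4  8.1] gap 0.47712353792895157
```

View pics/s31.png

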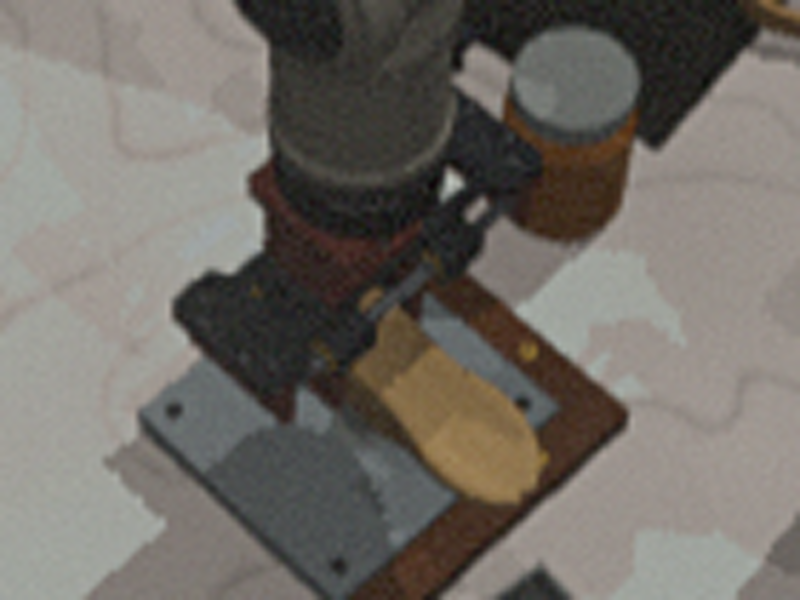

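View pics/w31.png

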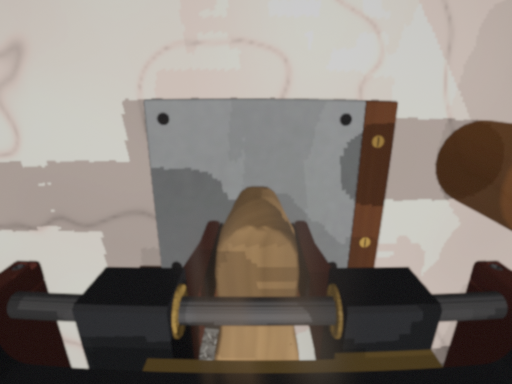

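>>> {"op": "step_arm", "data": {"grip": [-1, -1, -1, -1, -1, -1, -1, -1, -1, -1, -1, -1], "dp": [[-1, 5, 0], [-1, 10, 0], [-1, 14, 0], [-1, 17, 0], [-1, 20, 0], [-1.5, 20, 0], [-2, 15, 0], [-2.5, 10, 0], [-2.5, 5, 0], [-2.5, 2, 0], [-2.5, 0, 0], [-2.5, 0, 0]], "turn": [0, 0, 0, 0, 0, 0, 0, 0, 0, 0, 0, 0]}}

```text
t: 31.23
tool_pos: [0.5783, 0.0035, 0.0767]
tool_rot: [56.7, 89.5, 48.8]
contact_force: [1.3, 10.2, 3.8]
finger_gap: 0.473
```

Run:
```python
from h import *
plan(s2w(-.068,-.08),.073,STOP[2]+np.pi/2)
snap("scene","s32",(200,140,340,245),(800,600));snap("wrist","w32")
```

```text
t 31.2333 p [0.5783 0.0035 0.0767] h 1.433 R [[0.01, 0.14, 0.99], [0.01, 0.99, -0.14], [-1.0, 0.01, 0.0]]
dp [ 3.7 -3.  -1. ] turn 0.2 q7 87.0344079527842 F [ 1.3 10.2  3.8] gap 0.4734094229800275
```

View pics/s32.png

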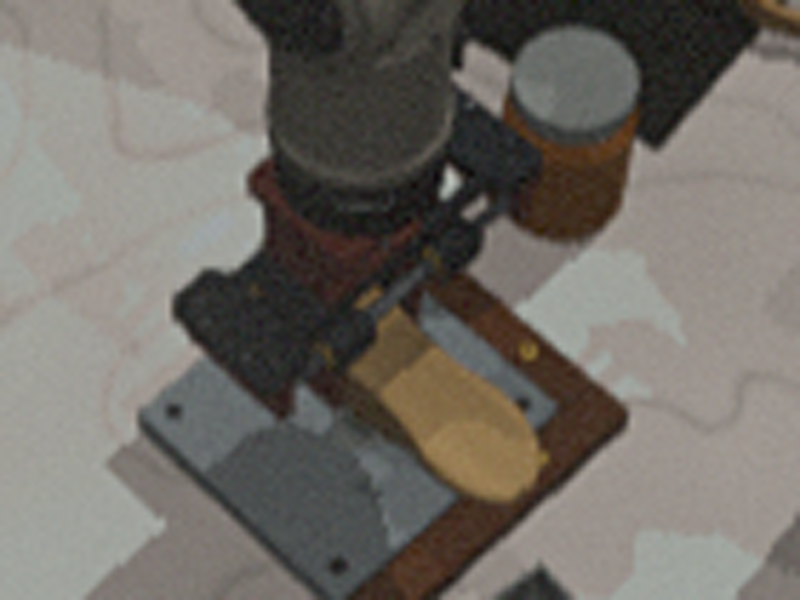

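View pics/w32.png

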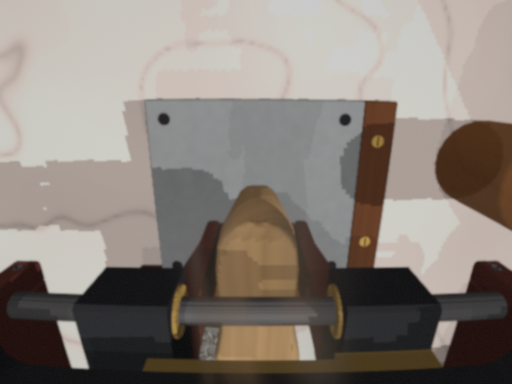

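>>> {"op": "step_arm", "data": {"grip": [-1, -1, -1, -1, -1, -1, -1, -1, -1, -1, -1, -1, -1, -1, -1, -1, -1, -1, -1, -1], "dp": [[-1, 6, 0], [-1, 12, 0], [-1, 17, 0], [-1, 20, 0], [-1.5, 20, 0], [-2, 14, 0], [-2.5, 8, 0], [-2.5, 3, 0], [-2.5, 0, 0], [-2.5, 0, 0], [-3.5, 6, 0], [-3.5, 12, 0], [-3.5, 17, 0], [-3.5, 20, 0], [-4, 20, 0], [-4.5, 14, 0], [-5, 8, 0], [-5, 3, 0], [-5, 0, 0], [-5, 0, 0]], "turn": [0, 0, 0, 0, 0, 0, 0, 0, 0, 0, 0, 0, 0, 0, 0, 0, 0, 0, 0, 0], "grip_force": 18}}

```text
t: 33.0
tool_pos: [0.5761, 0.0021, 0.0804]
tool_rot: [82.6, 89.7, 74.7]
contact_force: [0.4, 7.8, -0.9]
finger_gap: 0.474
```

Run:
```python
from h import *
plan(s2w(-.068,-.08),.073,STOP[2]+np.pi/2)
snap("scene","s33",(200,140,340,245),(800,600));snap("wrist","w33")
```

```text
t 33.0 p [0.5761 0.0021 0.0804] h 1.432 R [[0.0, 0.14, 0.99], [0.0, 0.99, -0.14], [-1.0, 0.01, 0.0]]
dp [ 7.4 -1.4  1. ] turn 0.14 q7 86.89022579652092 F [ 0.4  7.8 -0.9] gap 0.4736691274448962
```

View pics/s33.png

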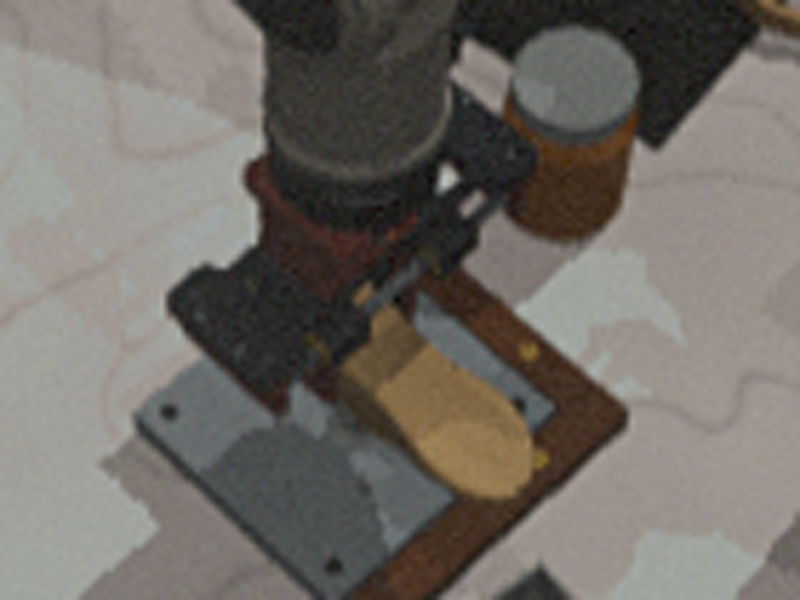

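View pics/w33.png

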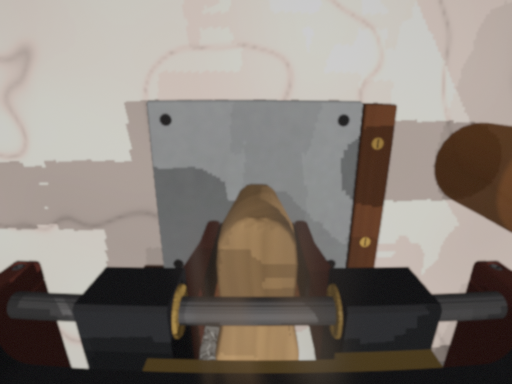

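>>> {"op": "step_arm", "data": {"grip": [-1, -1, -1, -1, -1, -1, -1, -1, -1, -1, -1, -1, -1, -1, -1, -1, -1, -1, -1, -1], "dp": [[-0.5, 6, 0], [-1, 12, 0], [-1, 18, 0], [-1, 21, 0], [-1.5, 21, 0], [-2, 15, 0], [-2, 9, 0], [-2, 4, 0], [-2, 1, 0], [-2, 1, 0], [-3, 6, 0], [-3, 12, 0], [-3, 18, 0], [-3, 21, 0], [-3.5, 21, 0], [-4, 15, 0], [-4, 9, 0], [-4, 4, 0], [-4, 1, 0], [-4, 1, 0]], "turn": [0, 0, 0, 0, 0, 0, 0, 0, 0, 0, 0, 0, 0, 0, 0, 0, 0, 0, 0, 0], "grip_force": 20}}

```text
t: 34.77
tool_pos: [0.5759, 0.0031, 0.0843]
tool_rot: [90.2, 89.7, 82.3]
contact_force: [-1.2, 7.4, -1.8]
finger_gap: 0.477
```

Run:
```python
from h import *
plan(s2w(-.068,-.08),.073,STOP[2]+np.pi/2)
snap("scene","s34",(200,140,340,245),(800,600));snap("wrist","w34")
```

```text
t 34.7667 p [0.5759 0.0031 0.0843] h 1.432 R [[0.0, 0.14, 0.99], [0.0, 0.99, -0.14], [-1.0, 0.0, -0.0]]
dp [11.3 -2.3  1.4] turn 0.14 q7 86.67225139080146 F [-1.2  7.4 -1.8] gap 0.4767866815782137
```

View pics/s34.png

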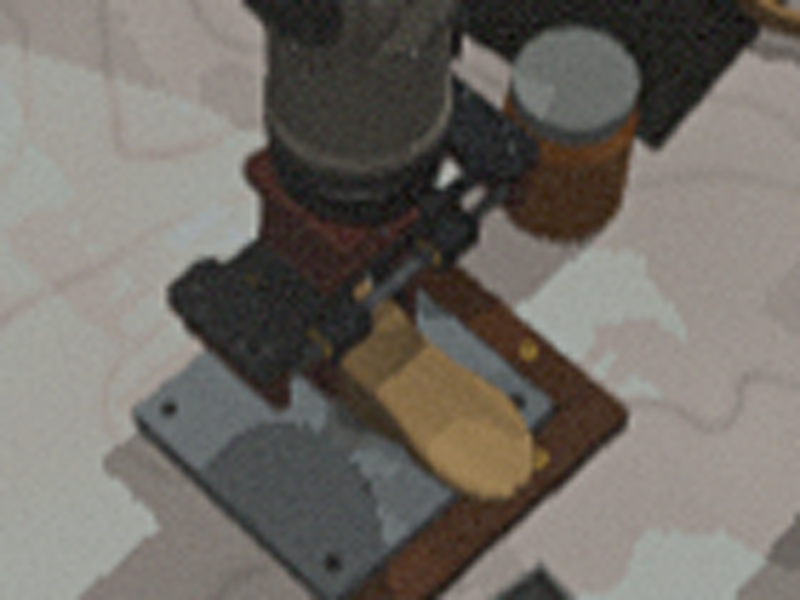

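View pics/w34.png

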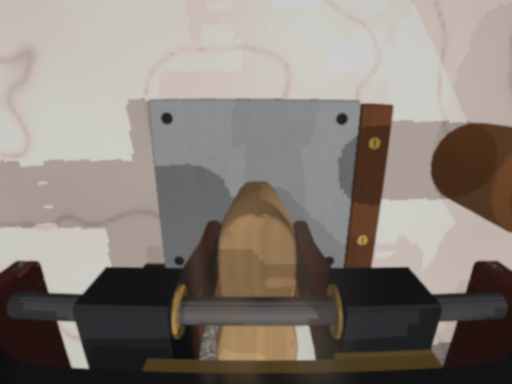

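Run:
```python
import cv2,numpy as np
out=[]
for n in ["w26","w31","w33","w34"]:
    im=cv2.imread(f"pics/{n}.png")[165:265,205:310]; out.append(cv2.resize(im,None,fx=3.8,fy=3.0,interpolation=cv2.INTER_CUBIC))
a=np.vstack([np.hstack(out[:2]),np.hstack(out[2:])]); cv2.imwrite("pics/cmp.png",a); print(a.shape)
```

```text
(600, 798, 3)
```

View pics/cmp.png

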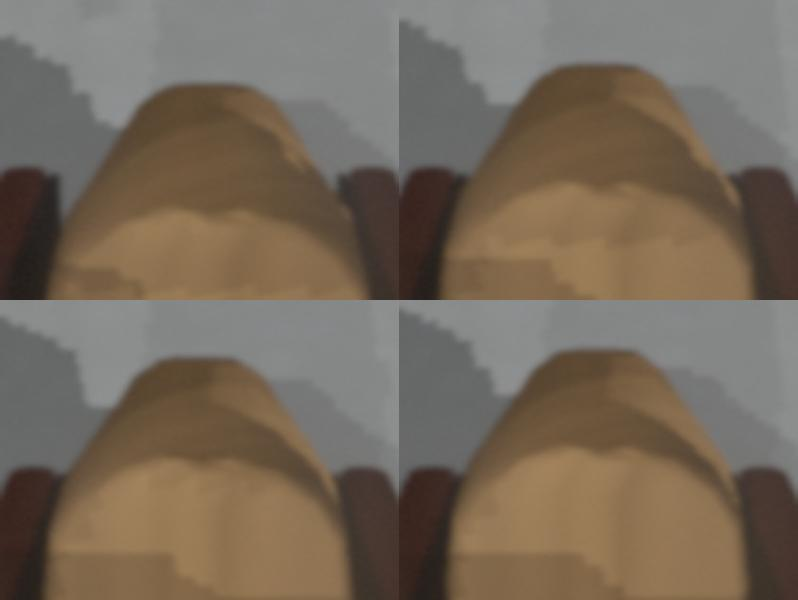

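```bash
cat > hm.py <<'E'
from h import *
H=camera_info("wrist")["hand_eye"]
def row(pt_tool):
    T=H; return proj("wrist",[pt_tool],T)[0][1]
# tool frame point: (x down from TCP, y, z forward). unknown last: heel bottom point local (bx,0), rim (rx,60) relative axis/underside; 
def Tz(p): return p
# calibrate with w6: TCP z .1758, tool x' pos vs axis: tool center at axis + e
import sys
def solve_cal(tcpz,dx,rb,rr):
    # dx = axis position forward of TCP (tool z). find bx, rx with underside at .054
    f=lambda v:[row([tcpz-.054,0,dx+v[0]])-rb,row([tcpz-.114,0,dx+v[1]])-rr]
    return least_squares(f,[-.038,-.038]).x
def solve(tcpz,dx,rb,rr,b):
    # unknown underside height z0 and pitch th (toe down +)
    def f(v):
        z0,th=v; o=[]
        for (lx,lz),r in (((b[0],0),rb),((b[1],.06),rr)):
            X=lx*np.cos(th)+lz*np.sin(th); Z=-lx*np.sin(th)+lz*np.cos(th)
            o.append(row([tcpz-(z0+Z),0,dx+X])-r)
        return o
    return least_squares(f,[.054,0.],x_scale=[.01,.1]).x
E
python3 - <<'E'
from hm import *
b=solve_cal(.1758,0.0,151.75,161.25) # w6: tool at axis approx? tool x' -.135 
print("cal",b)
def xp(p): 
    d=np.array(p)-STOP[:2]; return np.cos(STOP[2])*d[0]+np.sin(STOP[2])*d[1]
print("w6 tool x'",xp([.5108,.0104]))
b=solve_cal(.1758,-.147+.012-xp([.5108,.0104]),151.75,161.25); print("cal",b)
for n,z,p,rb,rr in [("w17",.1877,[.5266,.0095],140+260/4,140+360/4),("w25",.1679,[.5233,.0096],140+292/4,140+400/4),("w26",.0691,[.5761,.0026],193.3,235.7),("w31",.0751,[.5785,.0039],186.7,226),("w33",.0804,[.5761,.0021],184.3,218.3),("w34",.0843,[.5759,.0031],181.7,214.3)]:
    print(n,solve(z,-.063-xp(p),rb,rr,b).round(4))
E
```

```text
cal [-0.03062413 -0.034038  ]
w6 tool x' -0.13484604880836218
cal [-0.03047018 -0.03388405]
w17 [0.0641 0.0538]
w25 [0.0588 0.0354]
w26 [0.0564 0.0438]
w31 [0.0549 0.0579]
w33 [0.048  0.0493]
w34 [0.0439 0.061 ]
```

Run:
```python
import cv2,numpy as np
out=[]
for n in ["w19","w34"]:
    im=cv2.imread(f"pics/{n}.png")[165:275,195:320]; out.append(cv2.resize(im,None,fx=3.2,fy=5,interpolation=cv2.INTER_CUBIC))
cv2.imwrite("pics/cmp.png",np.hstack(out))
from hm import *
for dz in (0,.004,.008):  # last lower relative to tool
    print(dz,[round(row([.0762-z0+dz,0,x]),1) for z0,x in ((.054,-.0305+.005),(.114,-.0339+.005))])
```

```text
0 [np.float64(186.5), np.float64(217.7)]
0.004 [np.float64(184.7), np.float64(214.3)]
0.008 [np.float64(183.1), np.float64(211.2)]
```

View pics/cmp.png

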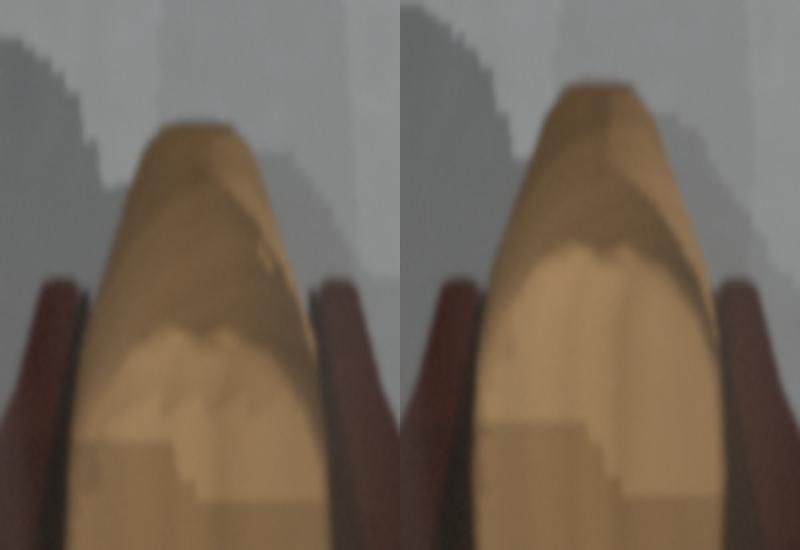

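>>> {"op": "step_arm", "data": {"grip": [-1, -1, -1, -1, -1], "dp": [[0, 6, 0], [-0.5, 12, 0], [-1, 18, 0], [-1.5, 20, 0], [-1.5, 20, 0]], "turn": [0, 0, 0, 0, 0], "grip_force": 13}}

```text
t: 35.28
tool_pos: [0.5768, 0.0099, 0.0859]
tool_rot: [-97.0, 89.5, -105.4]
contact_force: [-5.3, -19.4, 5.6]
finger_gap: 0.499
```

>>> {"op": "step_arm", "data": {"grip": [-1, -1, -1, -1, -1, -1], "dp": [[0, 0, 0], [-0.5, -5, 0], [-1, -10, 0], [-1, -15, 0], [-1, -18, 0], [-1, -18, 0]], "turn": [0, 0, 0, 0, 0, 0], "grip_force": 50}}

```text
t: 35.78
tool_pos: [0.5769, 0.0058, 0.0871]
tool_rot: [78.9, 89.7, 71.0]
contact_force: [-0.2, 7.8, 1.0]
finger_gap: 0.478
```

Run:
```python
from h import *
plan(s2w(-.068,-.08),.073,STOP[2]+np.pi/2)
snap("scene","s35",(200,140,340,245),(800,600));snap("wrist","w35")
out=[]
for n in ["w34","w35"]:
    im=cv2.imread(f"pics/{n}.png")[165:275,195:320]; out.append(cv2.resize(im,None,fx=3.2,fy=5,interpolation=cv2.INTER_CUBIC))
cv2.imwrite("pics/cmp.png",np.hstack(out))
```

```text
t 35.7833 p [0.5769 0.0058 0.0871] h 1.433 R [[0.0, 0.14, 0.99], [0.01, 0.99, -0.14], [-1.0, 0.01, 0.0]]
dp [14.1 -5.1  0.8] turn 0.18 q7 86.40890001724011 F [-0.2  7.8  1. ] gap 0.4782364751773416
```

View pics/s35.png

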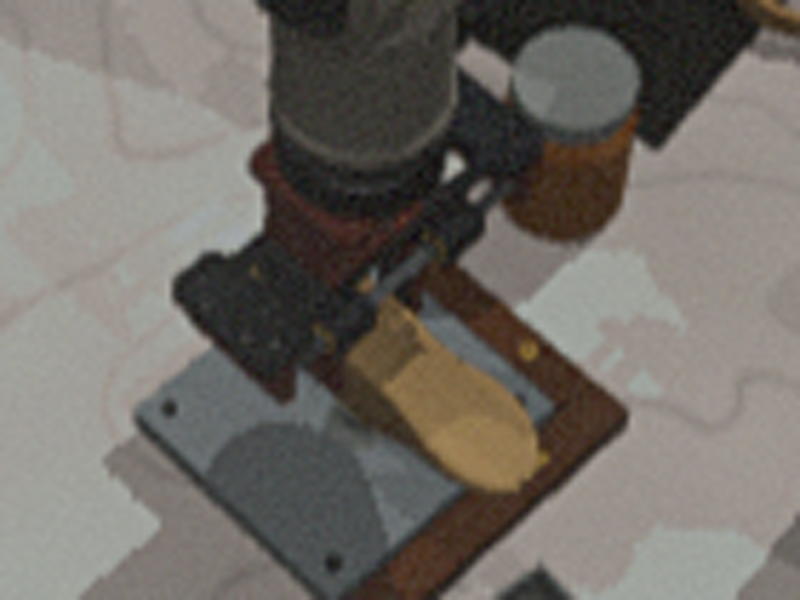

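View pics/cmp.png

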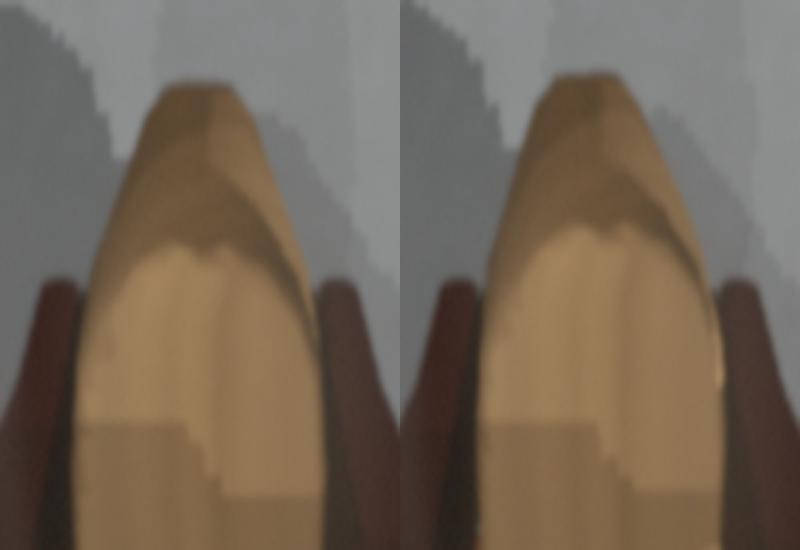

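>>> {"op": "step_arm", "data": {"grip": [-1, -1, -1, -1, -1], "dp": [[0.5, 5, 0], [1, 11, 0], [1, 16, 0], [1, 18, 0], [1, 18, 0]], "turn": [0, 0, 0, 0, 0], "grip_force": 12}}

```text
t: 36.3
tool_pos: [0.5777, 0.009, 0.0871]
tool_rot: [-85.0, 89.5, -93.5]
contact_force: [-6.7, -20.2, 14.5]
finger_gap: 0.493
```

>>> {"op": "step_arm", "data": {"grip": [-1, -1, -1, -1, -1, -1, -1], "dp": [[0, 0, 0], [0, 0, 0], [-0.5, -5, 0], [-1, -10, 0], [-1, -15, 0], [-1, -18, 0], [-1, -18, 0]], "turn": [0, 0, 0, 0, 0, 0, 0], "grip_force": 55}}

```text
t: 36.88
tool_pos: [0.5775, 0.0064, 0.0874]
tool_rot: [70.6, 89.6, 62.8]
contact_force: [0.8, 8.8, 3.5]
finger_gap: 0.487
```

Run:
```python
from h import *
plan(s2w(-.068,-.08),.073,STOP[2]+np.pi/2)
snap("scene","s36",(200,140,340,245),(800,600));snap("wrist","w36")
out=[]
for n in ["w35","w36"]:
    im=cv2.imread(f"pics/{n}.png")[165:275,195:320]; out.append(cv2.resize(im,None,fx=3.2,fy=5,interpolation=cv2.INTER_CUBIC))
cv2.imwrite("pics/cmp.png",np.hstack(out))
```

```text
t 36.8833 p [0.5775 0.0064 0.0874] h 1.433 R [[0.0, 0.14, 0.99], [0.01, 0.99, -0.14], [-1.0, 0.01, 0.0]]
dp [14.4 -5.8  0.2] turn 0.21 q7 86.41460345586059 F [0.8 8.8 3.5] gap 0.4866357946132418
```

View pics/s36.png

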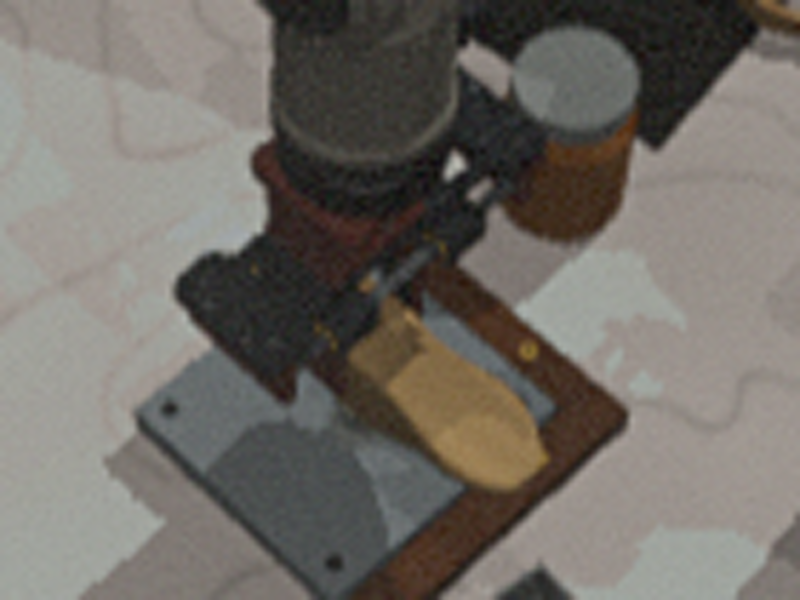

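View pics/cmp.png

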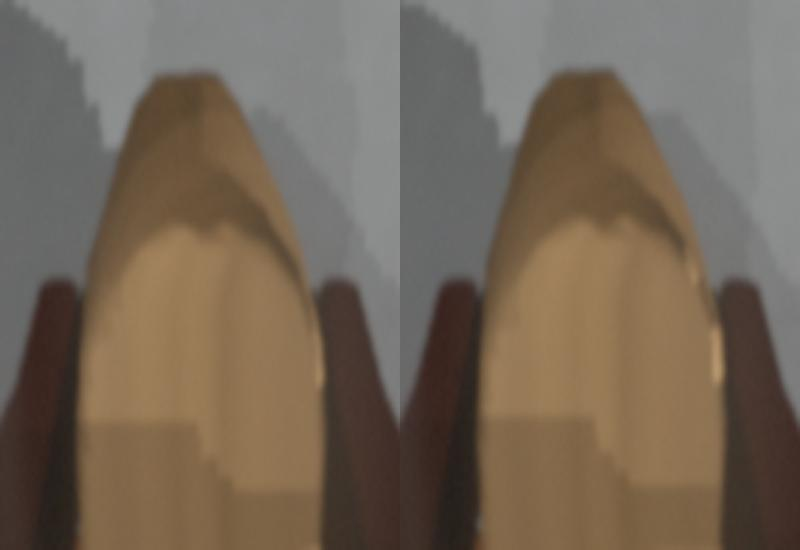

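>>> {"op": "step_arm", "data": {"grip": [-1, -1, -1, -1], "dp": [[-1, 2, 0], [-1.5, 4, 0], [-1.5, 4, 0], [-1.5, 4, 0]], "turn": [0, 0, 0, 0], "grip_force": 60}}

```text
t: 37.32
tool_pos: [0.5772, 0.0066, 0.0875]
tool_rot: [53.9, 89.9, 45.9]
contact_force: [5.6, 4.8, -8.4]
finger_gap: 0.483
```

>>> {"op": "step_arm", "data": {"grip": [-1, -1, -1, -1, -1], "dp": [[0, 3, 0], [0, 6, 0], [0, 9, 0], [0, 12, 0], [0, 12, 0]], "turn": [0, 0, 0, 0, 0], "grip_force": 20}}

```text
t: 37.73
tool_pos: [0.5769, 0.0083, 0.0875]
tool_rot: [-92.6, 89.5, -101.1]
contact_force: [1.2, -15.9, -5.4]
finger_gap: 0.489
```

>>> {"op": "step_arm", "data": {"grip": [-1, -1, -1, -1, -1], "dp": [[-1, 0, 0], [-2, 0, 0], [-2, -3, 0], [-2, -6, 0], [-2, -6, 0]], "turn": [0, 0, 0, 0, 0], "grip_force": 60}}

```text
t: 38.15
tool_pos: [0.5742, 0.0082, 0.0878]
tool_rot: [-148.1, 89.6, -156.3]
contact_force: [0.4, -5.9, -19.3]
finger_gap: 0.479
```

Run:
```python
from h import *
plan(s2w(-.068,-.08),.073,STOP[2]+np.pi/2)
snap("scene","s37",(200,140,340,245),(800,600));snap("wrist","w37")
out=[]
for n in ["w36","w37"]:
    im=cv2.imread(f"pics/{n}.png")[165:275,195:320]; out.append(cv2.resize(im,None,fx=3.2,fy=5,interpolation=cv2.INTER_CUBIC))
cv2.imwrite("pics/cmp.png",np.hstack(out))
```

```text
t 38.15 p [0.5742 0.0082 0.0878] h 1.427 R [[-0.01, 0.14, 0.99], [-0.0, 0.99, -0.14], [-1.0, -0.0, -0.01]]
dp [14.8 -7.   3.8] turn -0.15 q7 85.30061140075495 F [  0.4  -5.9 -19.3] gap 0.478633243977704
```

View pics/s37.png

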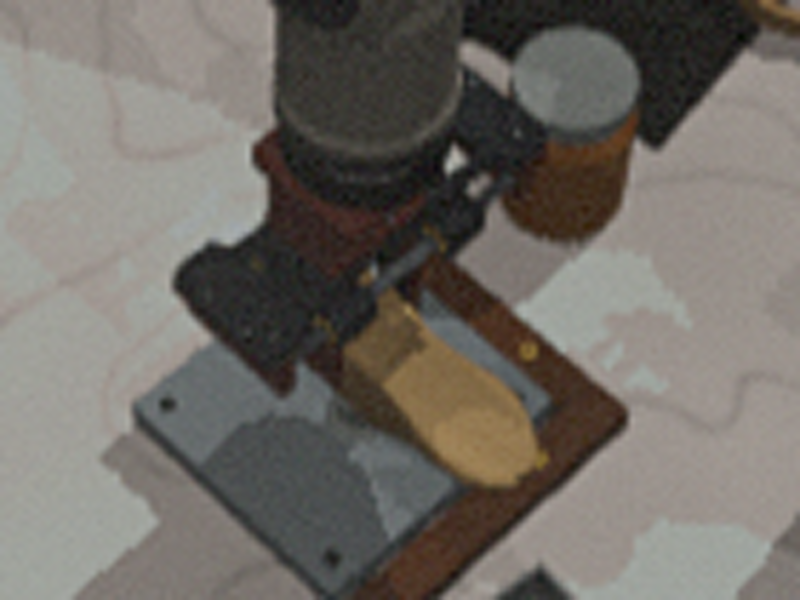

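View pics/cmp.png

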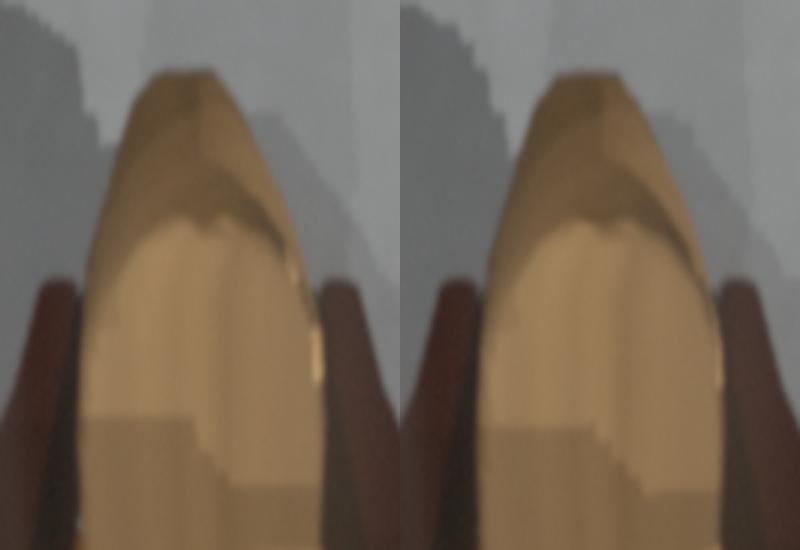

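>>> {"op": "step_arm", "data": {"grip": [-1, -1, -1, -1, -1, -1, -1], "dp": [[1, -3, 0], [1, -5, 2], [1, -5, 5], [0.5, -5, 8], [0, -5, 11], [-0.5, -5, 14], [-0.5, -5, 14]], "turn": [0, 0, 0, 0, 0, 0, 0], "grip_force": 40}}

```text
t: 38.83
tool_pos: [0.5839, 0.0045, 0.0886]
tool_rot: [-177.8, 89.2, 174.1]
contact_force: [-14.8, -0.1, -4.2]
finger_gap: 0.478
```

Run:
```python
from h import *
plan(s2w(-.068,-.08),.073,STOP[2]+np.pi/2)
snap("scene","s38",(200,140,340,245),(800,600));snap("wrist","w38")
out=[]
for n in ["w37","w38"]:
    im=cv2.imread(f"pics/{n}.png")[165:275,195:320]; out.append(cv2.resize(im,None,fx=3.2,fy=5,interpolation=cv2.INTER_CUBIC))
cv2.imwrite("pics/cmp.png",np.hstack(out))
```

```text
t 38.8333 p [0.5839 0.0045 0.0886] h 1.43 R [[-0.01, 0.14, 0.99], [0.0, 0.99, -0.14], [-1.0, -0.0, -0.01]]
dp [15.7 -4.8 -6.1] turn -0.02 q7 86.1739261893156 F [-14.8  -0.1  -4.2] gap 0.4782296238516023
```

View pics/s38.png

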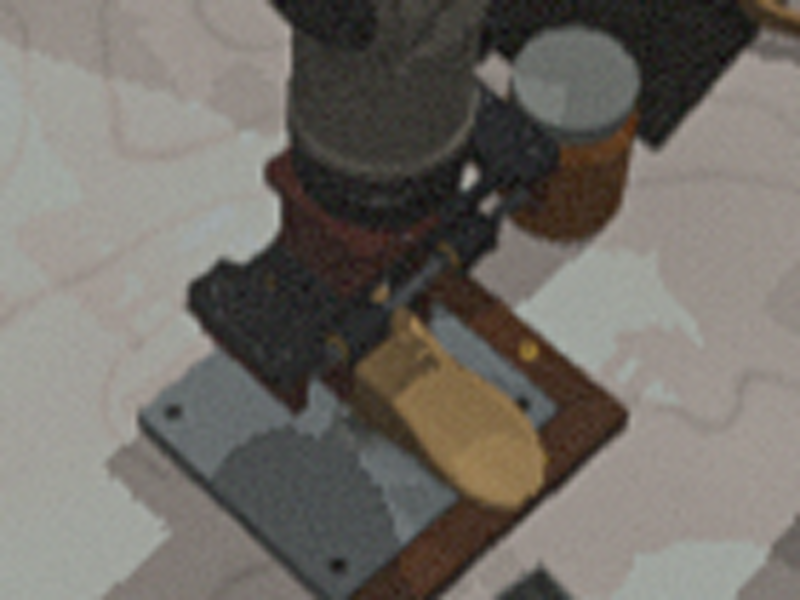

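View pics/cmp.png

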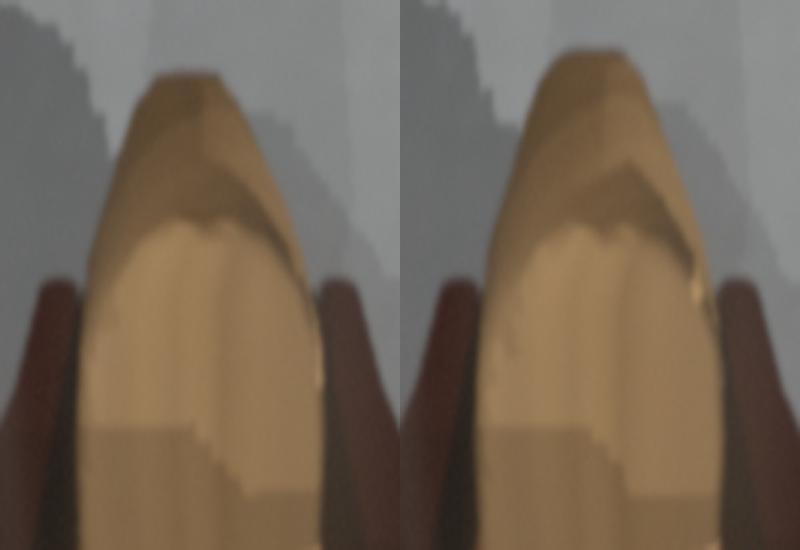

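>>> {"op": "step_arm", "data": {"grip": [-1, -1, -1, -1, -1, -1], "dp": [[-0.5, 0, -3], [-0.5, 0, -7], [-0.5, 0, -11], [-0.5, 0, -15], [-0.5, 0, -18], [-0.5, 0, -18]], "turn": [0, 0, 0, 0, 0, 0], "grip_force": 40}}

```text
t: 39.43
tool_pos: [0.5709, 0.0062, 0.0904]
tool_rot: [-176.8, 89.9, 175.1]
contact_force: [-0.2, -0.1, -21.0]
finger_gap: 0.479
```

>>> {"op": "step_arm", "data": {"grip": [-1, -1, -1, -1, -1, -1], "dp": [[-0.5, 0, 4], [-0.5, 0, 8], [-1, 0, 12], [-1.5, 0, 16], [-2, 0, 20], [-2, 0, 20]], "turn": [0, 0, 0, 0, 0, 0], "grip_force": 40}}

```text
t: 39.93
tool_pos: [0.5896, 0.0028, 0.0925]
tool_rot: [-174.1, 89.6, 177.7]
contact_force: [-10.3, 0.7, -11.9]
finger_gap: 0.472
```

Run:
```python
from h import *
plan(s2w(-.068,-.08),.073,STOP[2]+np.pi/2)
snap("scene","s39",(200,140,340,245),(800,600));snap("wrist","w39")
out=[]
for n in ["w38","w39"]:
    im=cv2.imread(f"pics/{n}.png")[165:275,195:320]; out.append(cv2.resize(im,None,fx=3.2,fy=5,interpolation=cv2.INTER_CUBIC))
cv2.imwrite("pics/cmp.png",np.hstack(out))
```

```text
t 39.9333 p [0.5896 0.0028 0.0925] h 1.428 R [[-0.01, 0.14, 0.99], [0.0, 0.99, -0.14], [-1.0, -0.0, -0.01]]
dp [ 19.6  -3.9 -12.1] turn -0.08 q7 86.17210604655872 F [-10.3   0.7 -11.9] gap 0.4721664467667864
```

View pics/s39.png

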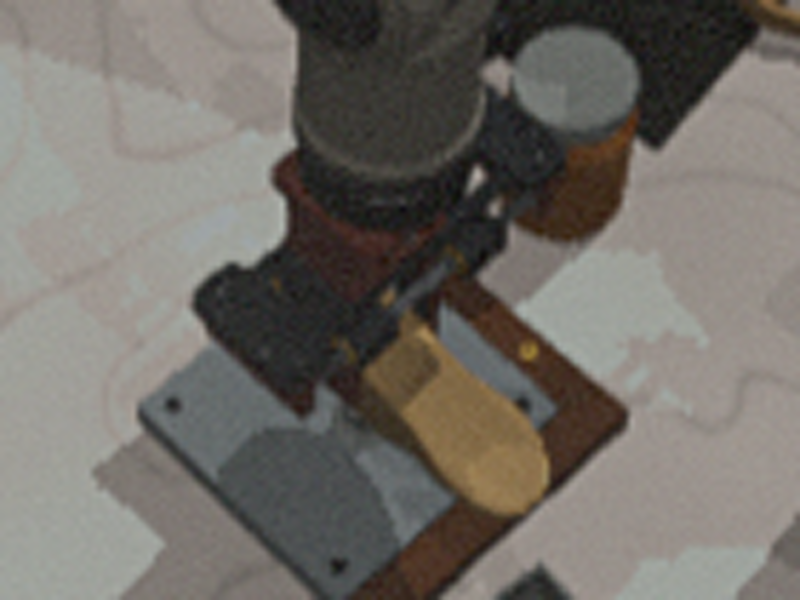

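View pics/cmp.png

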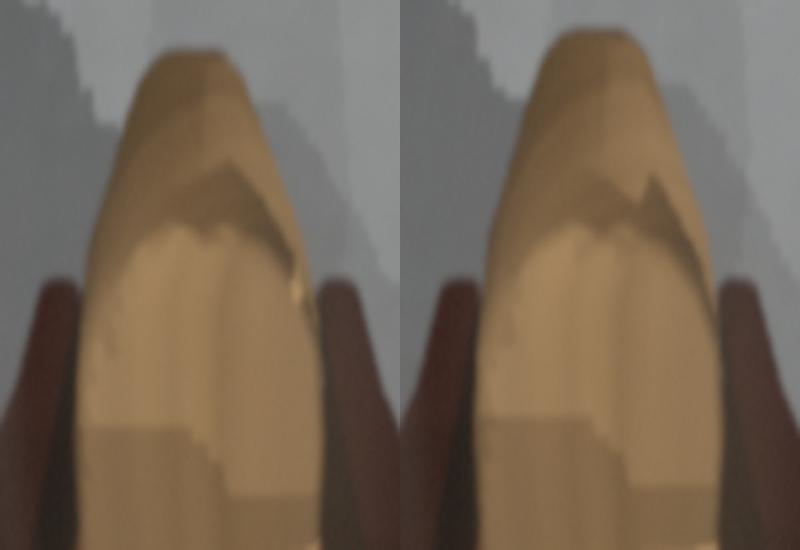

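>>> {"op": "step_arm", "data": {"grip": [-1, -1, -1, -1, -1, -1], "dp": [[1, 0, -4], [1, 0, -8], [1, 0, -12], [1, 0, -16], [1, 0, -20], [1, 0, -20]], "turn": [0, 0, 0, 0, 0, 0], "grip_force": 40}}

```text
t: 40.53
tool_pos: [0.5714, 0.0062, 0.0919]
tool_rot: [172.3, 89.9, 164.2]
contact_force: [-1.3, 0.1, -19.6]
finger_gap: 0.473
```

Run:
```python
from h import *
plan(s2w(-.068,-.08),.073,STOP[2]+np.pi/2)
snap("scene","s40",(200,140,340,245),(800,600));snap("wrist","w40")
out=[]
for n in ["w37","w40"]:
    im=cv2.imread(f"pics/{n}.png")[165:275,195:320]; out.append(cv2.resize(im,None,fx=3.2,fy=5,interpolation=cv2.INTER_CUBIC))
cv2.imwrite("pics/cmp.png",np.hstack(out))
```

```text
t 40.5333 p [0.5714 0.0062 0.0919] h 1.429 R [[-0.0, 0.14, 0.99], [0.0, 0.99, -0.14], [-1.0, 0.0, -0.0]]
dp [18.9 -4.7  6.2] turn -0.04 q7 85.6095919009394 F [ -1.3   0.1 -19.6] gap 0.47342479787363323
```

View pics/s40.png

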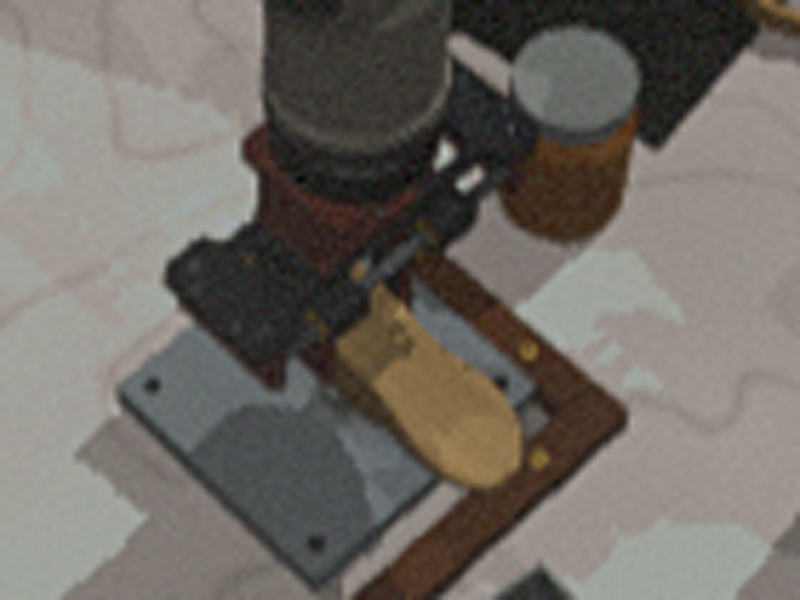

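View pics/cmp.png

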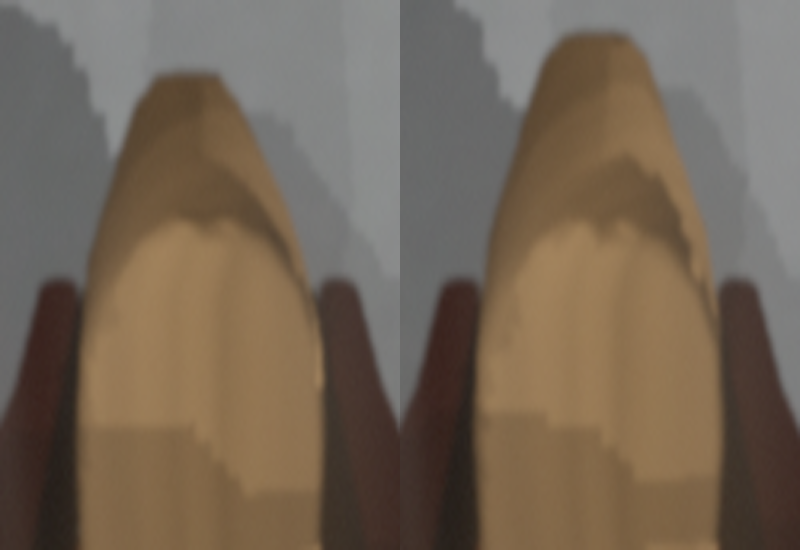

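>>> {"op": "step_arm", "data": {"grip": [-1, -1, -1, -1, -1, -1, -1], "dp": [[1.5, 0, 1], [1.5, 0, 5], [1.5, 0, 9], [1.5, 0, 13], [1, 0, 17], [0.5, 0, 20], [0.5, 0, 20]], "turn": [0, 0, 0, 0, 0, 0, 0], "grip_force": 40}}

```text
t: 41.22
tool_pos: [0.5884, 0.0037, 0.0909]
tool_rot: [-179.8, 89.5, 172.1]
contact_force: [-14.7, 2.3, -4.1]
finger_gap: 0.476
```

Run:
```python
from h import *
plan(s2w(-.068,-.08),.073,STOP[2]+np.pi/2)
snap("scene","s41",(200,140,340,245),(800,600));snap("wrist","w41")
```

```text
t 41.2167 p [0.5884 0.0037 0.0909] h 1.429 R [[-0.01, 0.14, 0.99], [0.0, 0.99, -0.14], [-1.0, -0.0, -0.01]]
dp [ 18.   -4.6 -10.7] turn -0.05 q7 86.21211384013479 F [-14.7   2.3  -4.1] gap 0.4762220640968347
```

View pics/s41.png

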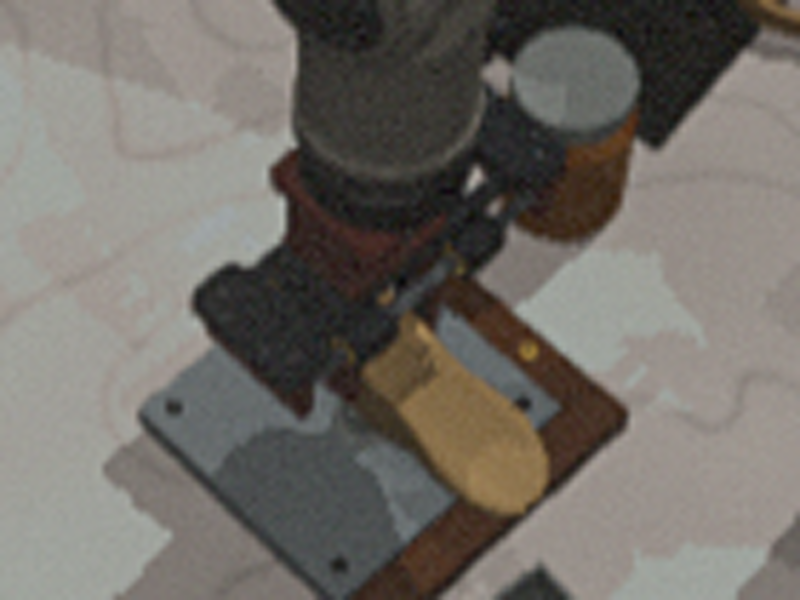

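>>> {"op": "step_arm", "data": {"grip": [-1, -1, -1, -1, -1, -1, -1, -1, -1, -1, -1, -1], "dp": [[0.5, 0, -3], [1, 0, -6], [1, 0, -6], [0.5, 0, -6], [0.5, 0, -6], [0, 0, -6], [0, 0, -6], [0, 0, -6], [0, 0, -6], [-0.5, 0, -6], [-0.5, 0, -6], [-0.5, 0, -6]], "turn": [0, 0, 4, 8, 4, -1, -6, -10, -5, 1, 7, 10], "grip_force": 55}}

```text
t: 42.32
tool_pos: [0.5871, 0.0031, 0.0925]
tool_rot: [-12.5, 89.9, -30.9]
contact_force: [-3.5, -1.4, -10.3]
finger_gap: 0.475
```

Run:
```python
from h import *
plan(s2w(-.068,-.08),.073,STOP[2]+np.pi/2)
snap("scene","s42",(200,140,340,245),(800,600));snap("wrist","w42")
```

```text
t 42.3167 p [0.5871 0.0031 0.0925] h 1.249 R [[0.0, 0.32, 0.95], [-0.0, 0.95, -0.32], [-1.0, -0.0, 0.0]]
dp [19.5 -5.6 -8.9] turn -10.34 q7 77.45451906476963 F [ -3.5  -1.4 -10.3] gap 0.4745655022751359
```

View pics/s42.png

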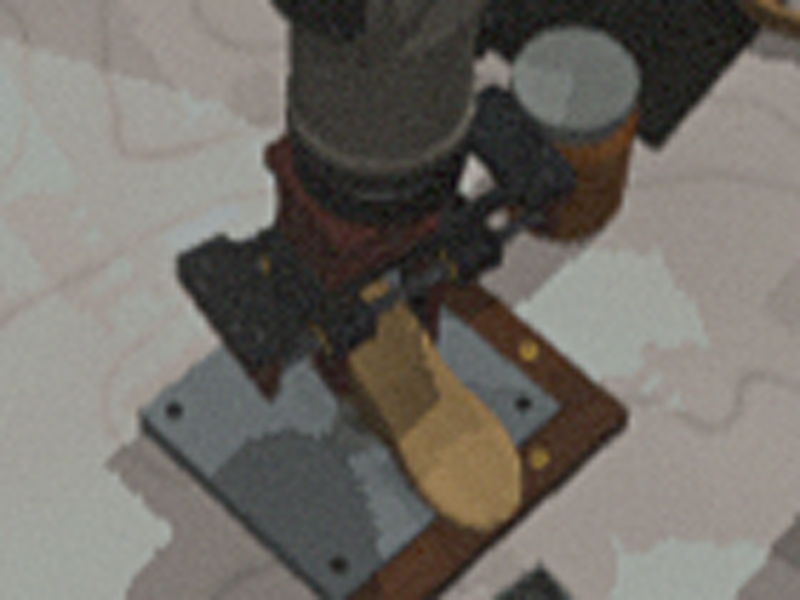

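View pics/w42.png

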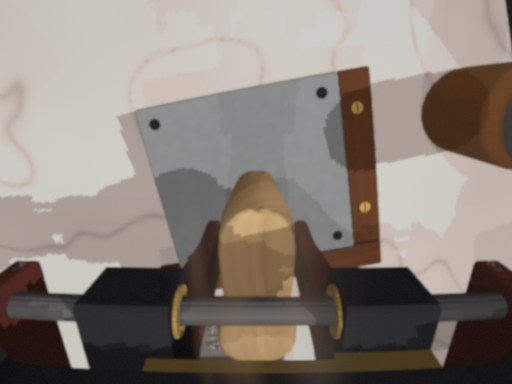

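>>> {"op": "step_arm", "data": {"grip": [-1, -1, -1, -1, -1, -1, -1, -1, -1, -1, -1, -1, -1, -1], "dp": [[0, 0, 0], [-0.3, 0, 0], [-0.6, 0, 0], [-0.8, 0, 0], [-1, 0, 0], [-1.2, 0, 0], [-1.4, 0, 0], [-1.6, 0, 0], [-1.8, 0, 0], [-2, 0, 0], [-2.2, 0, 0], [-2.4, 0, 0], [-2.6, 0, 0], [-2.8, 0, 0]], "turn": [-7, -14, -20, -22, -15, -8, -1, 2, -5, -12, -19, -22, -15, -8], "grip_force": 60}}

```text
t: 43.58
tool_pos: [0.5874, 0.0043, 0.0958]
tool_rot: [41.9, 89.8, 31.6]
contact_force: [-2.3, 0.4, -9.1]
finger_gap: 0.471
```

Run:
```python
from h import *
plan(s2w(-.068,-.08),.073,STOP[2]+np.pi/2)
snap("scene","s43",(200,140,340,245),(800,600));snap("wrist","w43")
```

```text
t 43.5833 p [0.5874 0.0043 0.0958] h 1.391 R [[0.0, 0.18, 0.98], [0.0, 0.98, -0.18], [-1.0, 0.0, 0.0]]
dp [22.8 -5.5 -9.7] turn -2.21 q7 84.07489527489612 F [-2.3  0.4 -9.1] gap 0.4707485901981991
```

View pics/s43.png

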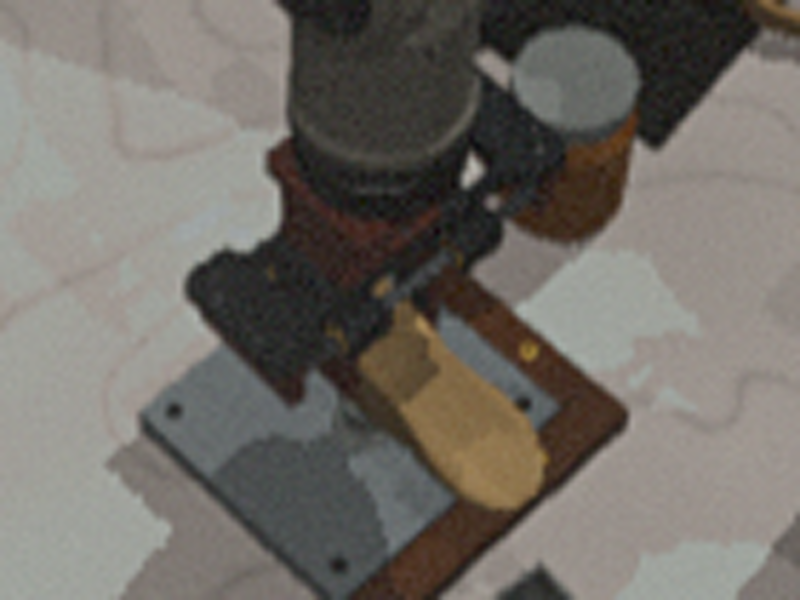

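View pics/w43.png

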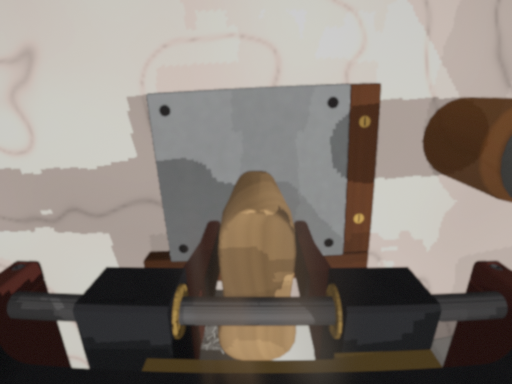

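>>> {"op": "step_arm", "data": {"grip": [-1, -1, -1, -1, -1, -1, -1, -1, -1, -1, -1, -1, -1, -1, -1, -1, -1, -1], "dp": [[-0.2, 0, 0], [-0.4, 0, 0], [-0.7, 0, 0], [-1, 0, 0], [-1.2, 0, 0], [-1.5, 0, 0], [-1.7, 0, 0], [-2, 0, 0], [-2.2, 0, 0], [-2.5, 0, 0], [-2.7, 0, 0], [-3, 0, 0], [-3.2, 0, 0], [-3.5, 0, 0], [-3.7, 0, 0], [-4, 0, 0], [-4.2, 0, 0], [-4.5, 0, 0]], "turn": [7, 10, 3, -4, -11, -14, -7, 0, 7, 10, 3, -4, -11, -14, -7, 0, 7, 10], "grip_force": 60}}

```text
t: 45.18
tool_pos: [0.5881, 0.0038, 0.1002]
tool_rot: [16.9, 89.8, -3.3]
contact_force: [0.0, -1.3, -10.0]
finger_gap: 0.475
```

Run:
```python
from h import *
plan(s2w(-.068,-.08),.073,STOP[2]+np.pi/2)
snap("scene","s44",(200,140,340,245),(800,600));snap("wrist","w44")
```

```text
t 45.1833 p [0.5881 0.0038 0.1002] h 1.219 R [[0.0, 0.34, 0.94], [-0.0, 0.94, -0.34], [-1.0, 0.0, 0.0]]
dp [27.1 -6.8 -9.6] turn -12.08 q7 75.60781820204316 F [  0.   -1.3 -10. ] gap 0.47521175834570656
```

View pics/s44.png

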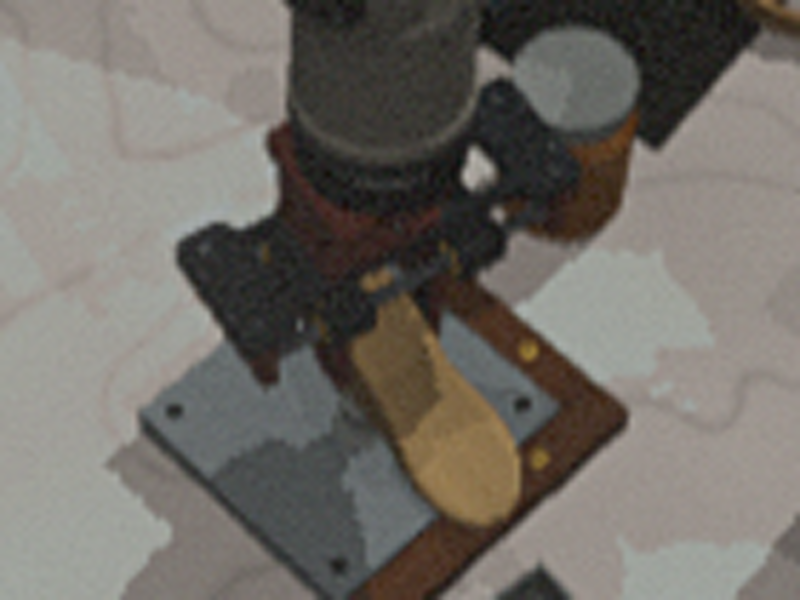

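View pics/w44.png

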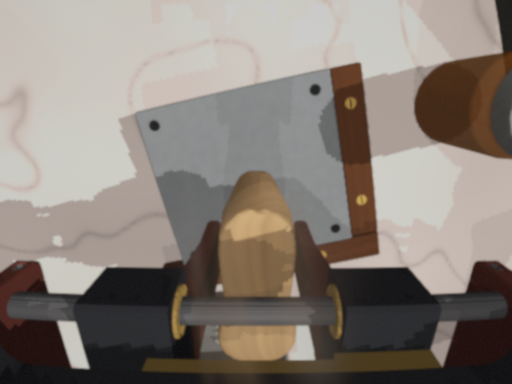

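>>> {"op": "step_arm", "data": {"grip": [-1, -1, -1, -1, -1, -1, -1, -1, -1, -1, -1, -1, -1, -1, -1, -1, -1, -1, -1, -1], "dp": [[-0.2, 0, 0], [-0.4, 0, 0], [-0.7, 0, 0], [-1, 0, 0], [-1.2, 0, 0], [-1.5, 0, 0], [-1.8, 0, 0], [-2.1, 0, 0], [-2.4, 0, 0], [-2.7, 0, 0], [-3, 0, 0], [-3.3, 0, 0], [-3.6, 0, 0], [-3.9, 0, 0], [-4.2, 0, 0], [-4.5, 0, 0], [-4.8, 0, 0], [-5.1, 0, 0], [-5.4, 0, 0], [-5.7, 0, 0]], "turn": [-7, -14, -21, -24, -17, -10, -3, 0, -7, -14, -21, -24, -17, -10, -3, 0, -7, -14, -21, -24], "grip_force": 60}}

```text
t: 46.95
tool_pos: [0.5884, 0.004, 0.1064]
tool_rot: [2.2, 89.7, 6.8]
contact_force: [0.1, -0.8, -4.3]
finger_gap: 0.479
```

Run:
```python
from h import *
plan(s2w(-.068,-.08),.073,STOP[2]+np.pi/2)
snap("scene","s45",(200,140,340,245),(800,600));snap("wrist","w45")
```

```text
t 46.95 p [0.5884 0.004  0.1064] h 1.65 R [[0.0, -0.08, 1.0], [0.0, 1.0, 0.08], [-1.0, 0.0, 0.0]]
dp [ 33.3  -2.5 -11.9] turn 12.63 q7 96.24234497309101 F [ 0.1 -0.8 -4.3] gap 0.4785451712850029
```

View pics/s45.png

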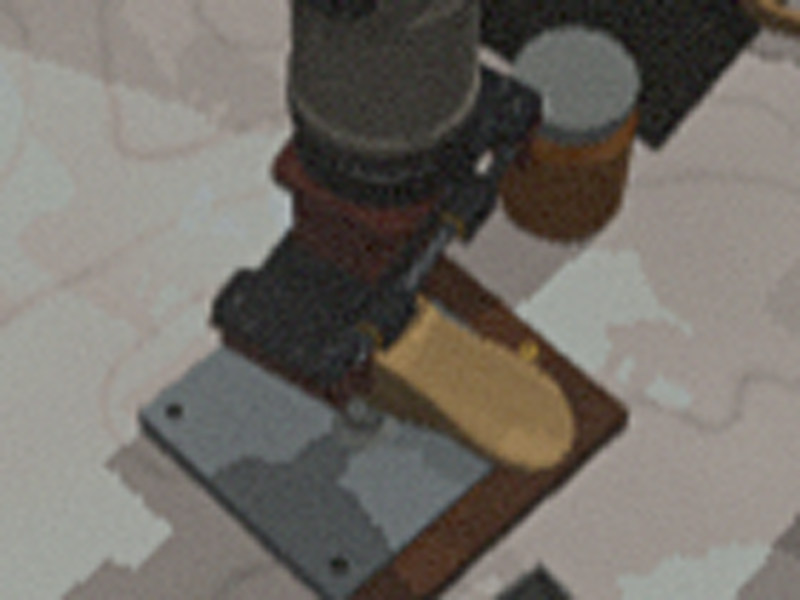

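View pics/w45.png

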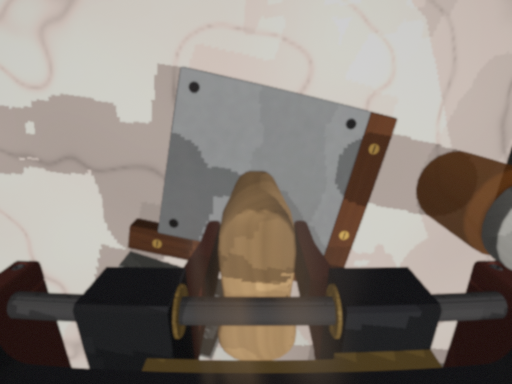

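>>> {"op": "step_arm", "data": {"grip": [-1, -1, -1, -1, -1, -1], "dp": [[-0.5, 0, 0], [-1, 0, 0], [-1.6, 0, 0], [-2.2, 0, 0], [-2.8, 0, 0], [-3.4, 0, 0]], "turn": [7, 14, 21, 24, 18, 12], "grip_force": 60}}

```text
t: 47.55
tool_pos: [0.5877, 0.0043, 0.1091]
tool_rot: [4.8, 89.8, -3.0]
contact_force: [-0.6, 0.0, -4.5]
finger_gap: 0.473
```

>>> {"op": "step_arm", "data": {"grip": [-1, -1, -1, -1], "dp": [[-1, 0, 0], [-2, 0, 0], [-3, 0, 0], [-3, 0, 0]], "turn": [0, 0, 0, 0], "grip_force": 60}}

```text
t: 47.88
tool_pos: [0.5867, 0.0039, 0.1117]
tool_rot: [13.7, 89.9, 5.5]
contact_force: [-0.2, -0.8, -4.3]
finger_gap: 0.476
```

Run:
```python
from h import *
plan(s2w(-.068,-.08),.073,STOP[2]+np.pi/2)
snap("scene","s46",(200,140,340,245),(800,600))
```

```text
t 47.8833 p [0.5867 0.0039 0.1117] h 1.427 R [[0.0, 0.14, 0.99], [0.0, 0.99, -0.14], [-1.0, 0.0, 0.0]]
dp [38.7 -4.6 -9.2] turn -0.16 q7 85.18677359079723 F [-0.2 -0.8 -4.3] gap 0.47584391965522993
```

View pics/s46.png

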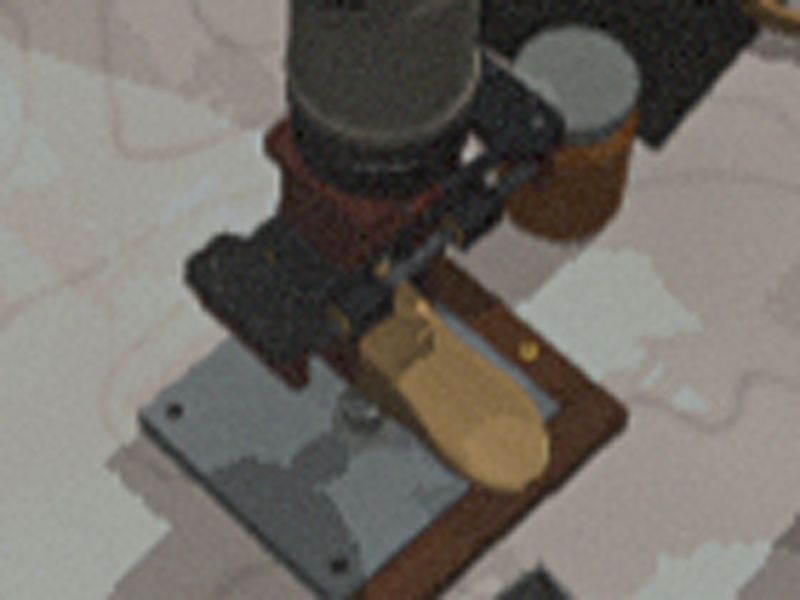

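>>> {"op": "step_arm", "data": {"grip": [-1, -1, -1, -1, -1, -1, -1, -1], "dp": [[-3, 0, 0], [-7, 0, 0], [-12, 0, 0], [-17, 0, 0], [-22, 0, 0], [-27, 0, 0], [-32, 0, 0], [-32, 0, 0]], "turn": [0, 0, 0, 0, 0, 0, 0, 0], "grip_force": 60}}

```text
t: 48.6
tool_pos: [0.587, 0.004, 0.1446]
tool_rot: [17.4, 89.9, 9.3]
contact_force: [-0.1, 0.2, -3.9]
finger_gap: 0.474
```

Run:
```python
from h import *
plan(s2w(-.068,-.08),.073,STOP[2]+np.pi/2)
snap("scene","s47",(200,120,340,225),(800,600));snap("wrist","w47");snap("top","t47",(210,145,300,235),(600,600))
im=cv2.imread("pics/w47.png")[150:300,160:360]; cv2.imwrite("pics/w47z.png",cv2.resize(im,(800,600),interpolation=cv2.INTER_CUBIC))
```

```text
t 48.6 p [0.587  0.004  0.1446] h 1.429 R [[0.0, 0.14, 0.99], [0.0, 0.99, -0.14], [-1.0, 0.0, 0.0]]
dp [71.6 -4.8 -9.7] turn -0.06 q7 84.39310912694414 F [-0.1  0.2 -3.9] gap 0.4740905196001617
```

View pics/s47.png

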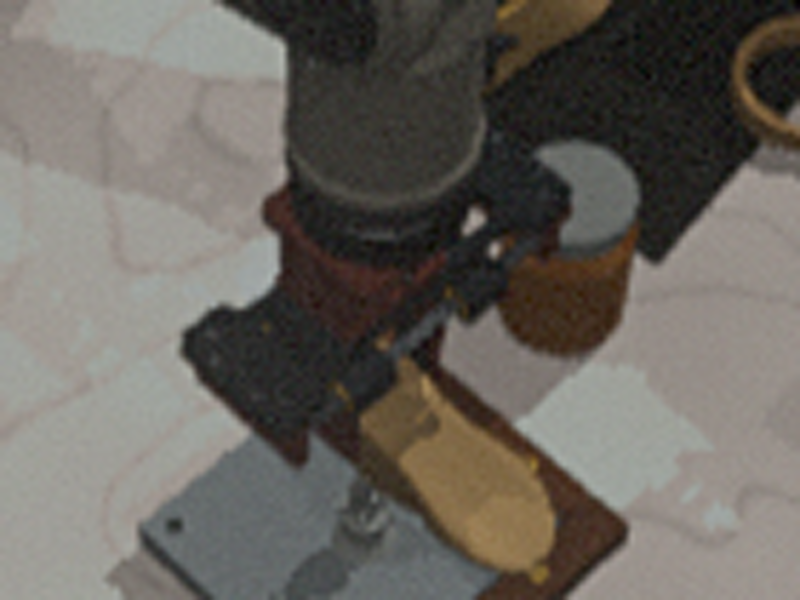

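View pics/w47z.png

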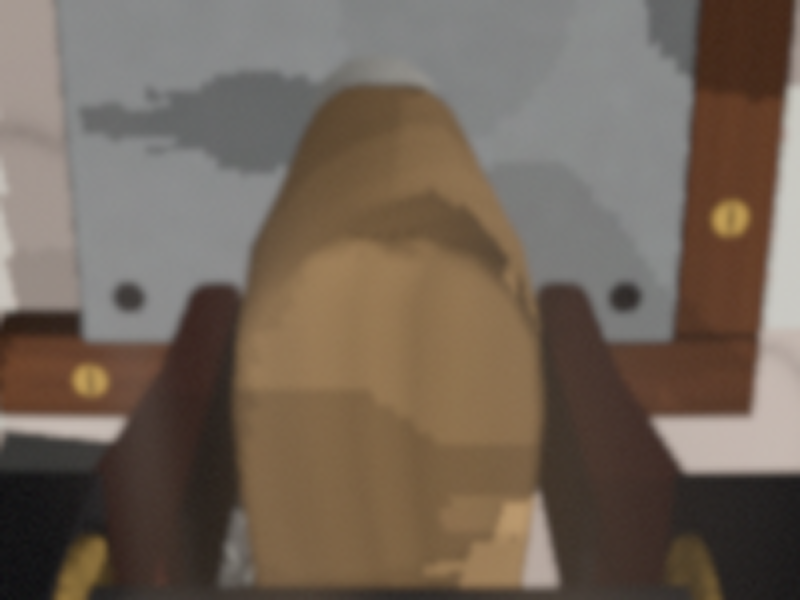

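View pics/t47.png

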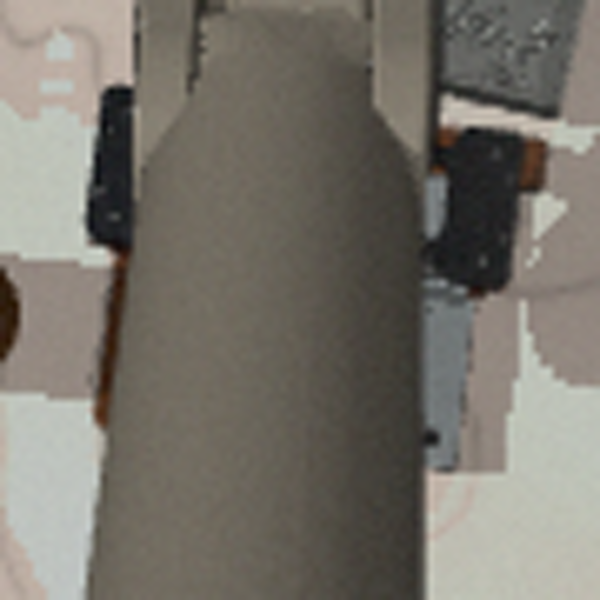

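>>> {"op": "step_arm", "data": {"grip": [-1, -1, -1, -1, -1, -1], "dp": [[0, 0, 0], [0, 0, 0], [0, 0, 0], [0, 0, 0], [0, 0, 0], [0, 0, 0]], "turn": [0, 0, 0, 0, 0, 0], "grip_force": 60}}

```text
t: 49.25
tool_pos: [0.5862, 0.004, 0.1432]
tool_rot: [-162.8, 90.0, -170.9]
contact_force: [0.6, -0.1, -3.5]
finger_gap: 0.476
```

Run:
```python
from h import *
o,p,R=tool(); print(p,o['contact_force'],o['finger_gap'])
w=pose2w(STOP,[[-.063,-.08,0]])[0]
# axis at tool: overlay last model in scene for pitch 0, .13, .26
im=read_camera("scene")[:,:,::-1]
im=cv2.resize(im[120:225,200:340],(800,600),interpolation=cv2.INTER_CUBIC)
a=p+R@np.array([-.022,0,.0055]) # sole on axis
for th,c in ((0,(0,255,0)),(.13,(0,0,255)),(.26,(255,0,0))):
    f=R[:,2]*np.cos(th)+R[:,0]*np.sin(th)
    up=-R[:,0]*np.cos(th)+R[:,2]*np.sin(th)
    pts=[a+f*x+R[:,1]*y for x,y in ((.103,0),(.07,.0265),(.07,-.0265))]+[a-up*.06]
    for q in (proj("scene",pts)-[200,120])*[800/140,600/105]: cv2.circle(im,tuple(int(v) for v in q),5,c,-1)
cv2.imwrite("pics/s48.png",im); snap("wrist","w48")
d=cv2.absdiff(cv2.imread("pics/w48.png"),cv2.imread("pics/w47.png")); print(d[165:275,215:300].mean())
```

```text
[0.58618639 0.00395309 0.14316191] [ 0.63048559 -0.12791671 -3.5263166 ] 0.47598761605720735
1.2306595365418895
```

View pics/s48.png

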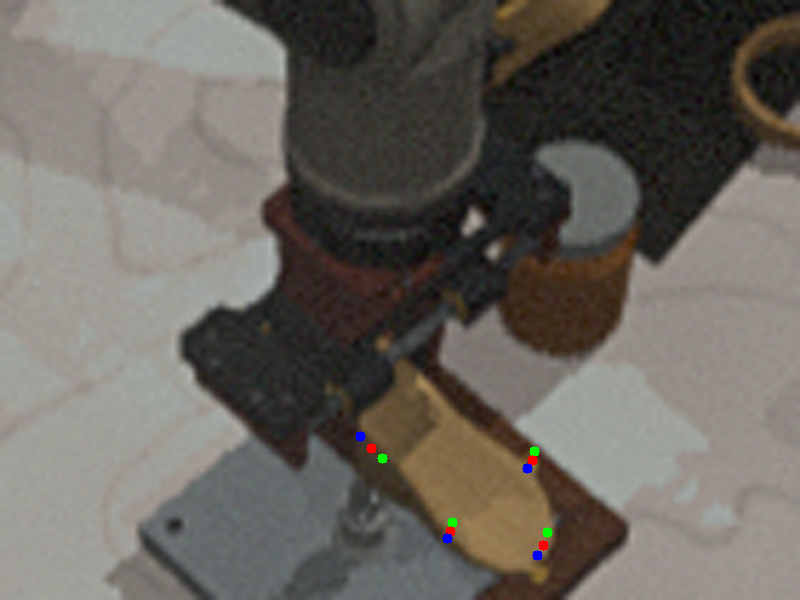

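Run:
```python
from rig import *
print(finish_job());
```

```text
the job is handed in; nothing more can be done
None
```

The job is handed in at about 49 s on the clock. The last is off the pin and held above it. The stand is in its corner. No verdict was reported, so what follows is from my own last checks.

**Pushing home:** I pushed the stand's right side with both open fingertips until it was flush with the left batten. Dragging it by the last failed, because that jammed it down and slid it back a few millimetres. I then pushed it to the back batten from the last's heel with slightly open fingers. The pictures showed it flush on both sides, with the push force rising to about 19 N at the end. The last looked seated, leaning a few degrees toe-down.

**Freeing the last:** The side-to-side rock you asked for did not free it. It gained nothing I could measure, because the pads crept up the last while the pin stayed put. I freed it instead by twisting the last about 10 degrees each way around the pin with a 60 N grip and about 10 N of upward pull. That gained roughly 15 mm, and the stand did not visibly move while I did it.

**On the way:** Before the twisting, one side of the stand rose a few millimetres in some strokes. Once it slid about 10 mm out of the corner while nearly weightless, and I pushed it back. I saw nothing near the 8 mm lift or 6 degree tip limits, but I judged this from pictures only.

**Last checks:**
- **Stand:** in the pictures it sits flat and flush against both battens.
- **Last:** it is firmly held at 60 N and steady. The force on the tool is about its own weight, so it seems to touch nothing else.
- **Position (estimated):** its underside is roughly 15–20 mm above the pin tip and within about 6 mm of it sideways.
- **Lean (estimated):** it is about 7–8 degrees toe-down. The wrist camera gave that figure, and a rougher scene-camera check put it at about 7–10 degrees; both are under the 15 degree limit.
- **Other items:** I did not notice any of them moved, but I did not check each one at the end.

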